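# Make up a stillage of table-leg blanks and hang its gate

## Robot

A 6-joint arm with a two-finger parallel gripper is mounted at the origin on a cart in front of the work surface, level with it; the furniture and walls round the work are solid. World frame = base frame: x ahead of the robot, y to its left, z up, the work surface at z = 0. Lengths are in mm, angles in rad, forces in N, time in s.
With the tool pointing down it reaches from about 350 to 775 mm from the base axis. Payload 7.3 kg.
Tool frame: the origin (TCP) lies on the mounting face of the last link; the fingertips stand 178 mm ahead of it and the grasp point (between the pads) lies 159 mm ahead of it (bot.grip_point_offset is the distance from the TCP to the grasp point, in mm); x points along the fingers, y is the direction in which the jaws open and shut, and the axes are right-handed (so a half turn about x gives the same grasp; the last joint's range is limited). The gripper opens to 92 mm and grips with 3 to 60 N. Pads are 19 mm wide; open, the fingers measure 130 mm over their backs; the gripper's body (75 mm by 190 mm) begins 47 mm behind the grasp point.
Start: joints at [-1.356, 0.342, 1.524, -0, 1.275, -0.146], TCP at [185.357, -491.193, 404.741] pointing down, gripper open.
Joint ranges: [-2.53, 2.53], [-0.77, 2.02], [0.04, 2.7], [-1, 4.14], [0.28, 2.66], [-3.11, 3.11]. Speed limits (rad/s): [2.57, 2.57, 3.14, 3.14, 3.14, 3.14].

## Interface

Orientations are given as [roll, pitch, yaw] about the fixed x, y, z axes, in that order (R = Rz(yaw) Ry(pitch) Rx(roll)).
In Python, from plant import bot gives the robot as it stands.
- The arm moves only by the tool arm_command, never from a script. Its argument "moves" is a list of rows, each a list of 5 numbers: the shift along the tool's x, y, z in cm, then the turn about the tool's x in degrees, then the opening, from 0 (shut) to 1 (fully open). A call has 1 to 10 rows; each row is the pose to reach, as a shift and turn from the pose measured when the call began, along the tool's axes at that moment; what a row does not reach only later rows make up. A row lasts 1/10 s, in which the tool goes at most 50 mm and 8.59 degrees, less where a joint would pass 70% of its speed; a pose out of reach is approached as far as the arm can. A call with a gripper value outside its range is refused whole. The fingers move at their own pace and stop on an object; the grip force is fixed at half the most. Time passes only in rows, so rows that repeat a pose let the fingers close. It gives the time, the measured TCP pose, the force and the opening at its end, in the units of the state.
- bot.get_obs(): the state, without advancing time (a new reading comes with each control period).
- bot.capture(name): name is "side" or "top" or "wrist"; returns a dict with "frame" (400x640x3 uint8, blue, green, red), "K" (3x3 intrinsics, pixels), "k1" (the pictures are not rectified: a ray, as slopes to the right and down, at radius r is drawn at 1 + k1 r^2 times it, then the intrinsics apply), "origin" and "orientation" of the camera in the world; the wrist camera has in their place "T_tool_cam" (4x4, takes a point from camera to tool coordinates, whose origin is the TCP and whose axes are the tool frame's). Camera axes: x right, y down, z forward; pixel columns grow to the right and rows downward; lengths in mm; the calibration is good to about 2 mm. A picture is of the moment at which its call begins: read the wrist's pose just before it. There is no depth.
- bot.close_job(): hands the job in, once; it reports no verdict.
The state is a dict: "time": time; "joint_positions": joint angles; "dq": joint speeds; "tau": joint torques, N m; "tool_pos": TCP position; "tcp_rot": TCP orientation; "contact_force": force on the tool from outside, world axes, zero at the start; "moment": the same for the moment, N m; "grip_width": finger opening in mm.
Only numpy, scipy, OpenCV 4.12 (cv2) and the standard library are available. Lean on these libraries where they do the work, as an engineer would, in place of code of your own. Each camera call takes 0.05 s, during which the arm holds its last target.

## Task

Get the blue stillage ready to go to the welding cell: put every faulty leg (tube too short, or tacked on leaning; one may already stand in the stillage) in the red tray, and bring each good leg from the table into the stillage and tip it up by pushing its top end against the back wall, until it stands upright on the stillage floor with its foot against that wall. When all the good legs stand there, lower the yellow gate so that both its knuckles drop fully over the two hinge pins, and swing it shut against the left-hand corner post. Leave the tape measure, the magnet and the pliers where they are.

Things in the scene. Friction and masses are not known exactly. Their poses are not given: they have to be found in the camera images.
- stillage: blue steel tray, fixed, 145 deep, 250 wide. Origin in the middle of its underside on the table; x to its back wall, y left, z up. Floor 12 mm up, clear from y -105 to +105; back wall up to 135 mm above the table, inner face at x = +60; sides up to 60 mm; front open; corner posts 20 x 20 at x +-50, y +-115, 126 tall in front, 142 behind. Front right post carries two upright hinge pins on lugs, one above the other
- stillage_back: the back wall of the stillage as a part, same origin and axes as the stillage
- pin_low (a point): foot of the lower hinge pin, on its axis at the top face of its lug, 26 mm above the table; axes as the stillage. Pin upright, 9 mm diameter, 19 mm tall, the top 6 mm tapered; lug 6 mm thick, 20 mm wide
- pin_high (a point): foot of the upper hinge pin, exactly 80 mm above the lower one (106 mm above the table), same pin and lug; its tip is at 125 mm
- gate_stop (a point): point at the stillage's left front corner where point gate_end comes to lie (horizontally) when the gate is fully shut; the gate then lies along the open front, against the left front corner post
- gate_knuckle_low (a point): lower knuckle of the loose yellow gate: point on the hinge axis at its underside, 12 mm above the gate's lower edge. Knuckle: dark 21 x 21 x 18 mm block with an upright 11.5 mm through hole. z up along the hinge axis; the gate runs along +y. Gate: steel frame, 0.42 kg, 235 mm from hinge axis to free end, 120 mm high, stands upright on its 25 mm wide bottom rail (14 to 235 mm off the axis)
- gate_knuckle_high (a point): the same point of the upper knuckle, 80 mm above the lower one on the same axis. Hung, the underside of each knuckle rests on the lug round its pin, the gate's lower edge is 14 mm above the table and its free end may sag by up to 10 mm; the gate then swings freely on the pins and stays where it is left
- gate_grip (a point): middle of the gate's top rail (16 mm thick, 18 mm high, its top at 120 mm above the gate's lower edge), 120 mm from the hinge axis, over the centre of mass; axes as the gate, so the rail is pinched along the gate's x
- gate_end (a point): upper edge of the gate's free end, in the middle of its thickness, 230 mm from the hinge axis; axes as the gate
- reject_tray: a shallow red plastic tray, fixed, 220 (x) x 150 (y) mm, wall 35 mm high and 4 mm thick, floor 4 mm; origin in the middle of its underside on the table
- leg_short_mid (a point): an odd leg: same foot plate and tube diameter, but the tube is only 70 mm long (78 mm tall in all). Point on the tube's axis 39 mm from the underside of the foot (half-way up); z from the foot to the open end. Lies fallen over like the others; absent in some starts
- leg_bent_mid (a point): faulty leg: plate and tube length as the good ones, but the tube leans by 15 degrees towards the plate's -y. Point on the leaning tube's axis, 52 mm along it from the plate; axes as the foot plate: z square to it, away from its underside (the tube runs along cos15 z - sin15 y). Starts standing upright in the stillage, off its back wall; absent in some starts
- tape_measure: yellow and black tape measure, 39 x 79 x 62 mm, standing at the left: a bystander; origin in its underside
- magnet_red: red arrow-shaped welding magnet, 70 x 70 x 16 mm, lying at the left: a bystander; origin in its underside. A welding helmet hangs over the front left corner of the table (world x below 0.365, y above 0.18, z 0.1 to 0.52 m): keep the arm clear of it
- combination_pliers: yellow-handled pliers, 51 x 179 x 12 mm, lying between stillage and red tray: a bystander; origin in the underside. Behind it and the red tray stands a fixed bench vice, 155 mm tall, whose bar reaches forward to world x = 0.65 m between y = -0.18 and -0.31 m, 45 to 115 mm up
- leg_1_mid (a point): good leg: steel tube, 25 mm diameter, 112 mm long, tacked square on the middle of a dark foot plate 56 x 56 x 8 mm (120 mm tall in all, 0.33 kg, centre of mass 37 mm from the foot's underside). Point on the tube's axis, 60 mm from either end; z points from foot to open end, x, y along the plate's edges. Starts fallen: lies on a plate edge and its tube end, open end away from the robot; absent in some starts
- leg_2_mid (a point): good leg: steel tube, 25 mm diameter, 112 mm long, tacked square on the middle of a dark foot plate 56 x 56 x 8 mm (120 mm tall in all, 0.33 kg, centre of mass 37 mm from the foot's underside). Point on the tube's axis, 60 mm from either end; z points from foot to open end, x, y along the plate's edges. Starts fallen: lies on a plate edge and its tube end, open end away from the robot; absent in some starts
- leg_3_mid (a point): good leg: steel tube, 25 mm diameter, 112 mm long, tacked square on the middle of a dark foot plate 56 x 56 x 8 mm (120 mm tall in all, 0.33 kg, centre of mass 37 mm from the foot's underside). Point on the tube's axis, 60 mm from either end; z points from foot to open end, x, y along the plate's edges. Starts fallen: lies on a plate edge and its tube end, open end away from the robot; absent in some starts
- leg_1: the same leg, its origin in the middle of the underside of its foot plate, axes as its point leg_1_mid
- leg_2: the same leg, its origin in the middle of the underside of its foot plate, axes as its point leg_2_mid
- leg_3: the same leg, its origin in the middle of the underside of its foot plate, axes as its point leg_3_mid
- gate: the gate, its origin on the hinge axis at the level of its lower edge, axes as its knuckles
Things that resemble listed ones, but are neither listed nor needed, are in the scene too. Leave any purple look-alike of the part that bears leg_bent_mid alone.

How it is judged:
By the outcome, as a careful person would: the job done as asked, in the order asked, and still so for the second after the job is handed in, with the robot touching nothing.
Of leg_1, leg_2, leg_3 only 2 to 3 are there at a start; the rules pass over those that are not, and their reading is None.
Of leg_short, leg_bent only 1 to 2 are there at a start; the rules pass over those that are not, and their reading is None.
At some moment in a run one of leg_1, leg_2, leg_3, leg_short, leg_bent may be knocked a few centimetres aside while the robot is not near it.
It also fails if it takes over 210 s, if anything falls off the work surface, if the arm or the gripper's body presses on something with over 40 N, if the wrist force passes 120 N, or if a joint passes its speed limit or range.

## Working session

There is one attempt and no reset: what is moved stays moved. The work goes in short steps, Python scripts to look and compute and a tool call to move; the robot and the scene stay as the last step left them, time stands still between calls to the robot, and variables do not carry over. Pictures are saved under pics/ and viewed, and the job is handed in when it is done.

Besides the shell and the picture viewer there is one more tool, called after "Emit:" as a command line: name --pt "numbers of a row" for each row, then --argument value for the rest. arm_command: Moves the arm, as the interface text tells. Its arguments: {"type":"object","properties":{"moves":{"type":"array"}},"required":["moves"]}

```bash
ls -la; mkdir -p pics; python3 - <<'E'
from plant import bot
import cv2
print(bot.get_obs(), bot.grip_point_offset)
for n in ["side","top","wrist"]:
    c=bot.capture(n); cv2.imwrite(f"pics/a_{n}.png",c["frame"])
    print(n,{k:v for k,v in c.items() if k!="frame"})
E
```

```text
total 12
drwxr-xr-x  3 agent agent 4096 Dec  6 19:28 .
drwxr-xr-x 23 root  root  4096 Dec  6 19:28 ..
drwxr-xr-x  2 agent agent 4096 Dec  6 19:28 pics
{'time': 0.0, 'joint_positions': array([-1.35599201e+00,  3.42747769e-01,  1.52501074e+00, -2.51018067e-06,
        1.27538308e+00, -1.46021526e-01]), 'dq': array([ 0.00086481, -0.00051973,  0.00034717, -0.00030425, -0.00056073,
       -0.00034248]), 'tau': array([-1.19173277e-03, -4.31240630e+01, -2.44215703e+01,  7.17602740e-02,
        5.60344441e-02, -1.05153895e-04]), 'tool_pos': array([ 185.33227134, -491.06384651,  404.03393472]), 'tcp_rot': array([-1.7152682 ,  1.56924739,  1.78715102]), 'contact_force': array([0.12838278, 0.53640988, 0.54189152]), 'moment': array([-0.01554347,  0.0273298 , -0.01546181]), 'grip_width': 91.65894038590186} 159.20000000000002
side {'K': array([[390.88835743,   0.        , 318.56019492],
       [  0.        , 390.88835743, 195.14451951],
       [  0.        ,   0.        ,   1.        ]]), 'k1': -0.059423838904722324, 'origin': array([ 893.50982246, -875.52463659,  840.33020514]), 'orientation': ar
[... 216 characters left out ...]
 -0.09565352425062963, 'origin': array([ 385.41481977,  -58.59215955, 1414.02522632]), 'orientation': array([-3.06486288, -0.0057531 , -1.56691462])}
wrist {'K': array([[302.55435099,   0.        , 317.52578708],
       [  0.        , 302.55435099, 199.2691373 ],
       [  0.        ,   0.        ,   1.        ]]), 'k1': -0.04585510730515933, 'T_tool_cam': array([[ 6.22654279e-04, -2.71920449e-01,  9.62319532e-01,
         1.90718607e+01],
       [ 9.99999566e-01,  8.35924296e-04, -4.10829340e-04,
        -1.19562115e+00],
       [-6.92713379e-04,  9.62319370e-01,  2.71920852e-01,
        -7.30749089e+01],
       [ 0.00000000e+00,  0.00000000e+00,  0.00000000e+00,
         1.00000000e+00]])}
```

View pics/a_top.png

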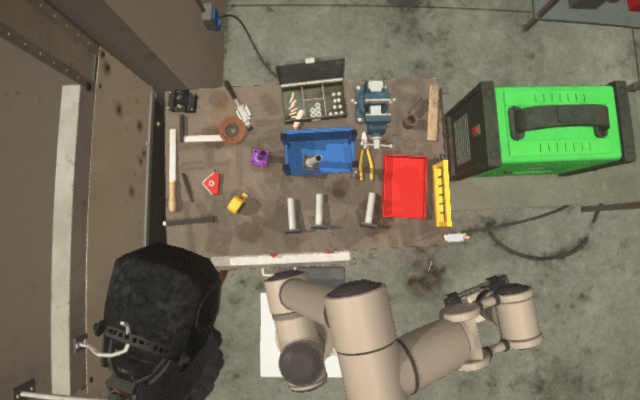

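View pics/a_side.png

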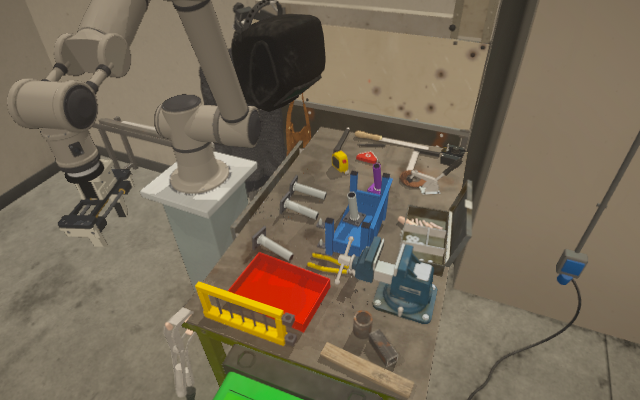

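View pics/a_wrist.png

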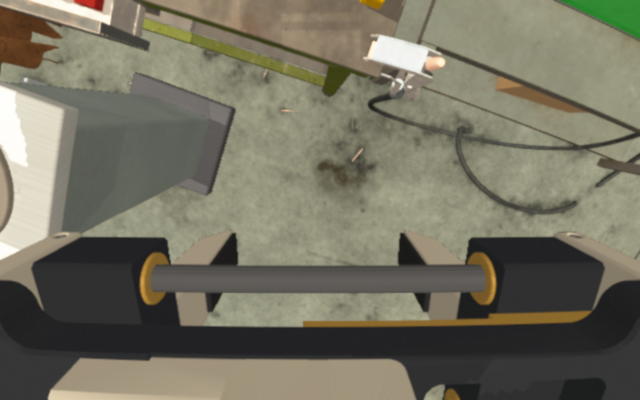

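```bash
cat > h.py <<'E'
import numpy as np, cv2
from scipy.spatial.transform import Rotation as Rn
from plant import bot
G=bot.grip_point_offset
def pose():
    o=bot.get_obs(); return np.array(o["tool_pos"]),Rn.from_euler('xyz',o["tcp_rot"]).as_matrix(),o
def cap(n,save=None):
    p,R,o=pose(); c=bot.capture(n)
    if n=="wrist":
        T=np.array(c["T_tool_cam"]); c["Rw"]=R@T[:3,:3]; c["ow"]=R@T[:3,3]+p
    else:
        c["Rw"]=Rn.from_euler('xyz',c["orientation"]).as_matrix(); c["ow"]=np.array(c["origin"])
    if save: cv2.imwrite(f"pics/{save}.png",c["frame"])
    return c
def ray(c,uv):
    K=c["K"];d=np.array([c["k1"],0,0,0,0.])
    q=cv2.undistortPoints(np.array(uv,float).reshape(-1,1,2),K,d).reshape(-1,2)
    v=(c["Rw"]@np.c_[q,np.ones(len(q))].T).T
    return c["ow"],v
def onz(c,uv,z):
    o,v=ray(c,uv); return o+v*((z-o[2])/v[:,2])[:,None]
def proj(c,P):
    P=np.atleast_2d(np.array(P,float)); q=(c["Rw"].T@(P-c["ow"]).T).T
    r=cv2.projectPoints(q.reshape(-1,1,3),np.zeros(3),np.zeros(3),c["K"],np.array([c["k1"],0,0,0,0.]))[0]
    return r.reshape(-1,2)
def tri(c1,u1,c2,u2):
    o1,v1=ray(c1,u1);o2,v2=ray(c2,u2);v1=v1[0]/np.linalg.norm(v1[0]);v2=v2[0]/np.linalg.norm(v2[0])
    s=np.linalg.lstsq(np.c_[v1,-v2],o2-o1,rcond=None)[0]
    a=o1+s[0]*v1;b=o2+s[1]*v2
    return (a+b)/2,np.linalg.norm(a-b)
def state():
    p,R,o=pose(); g=p+R[:,0]*G
    jy=np.degrees(np.arctan2(R[1,1],R[0,1]))
    print("t %.1f grip %s jaw_yaw %.1f F %s w %.1f j6 %.2f"%(o["time"],g.round(1),jy,np.round(o["contact_force"],1),o["grip_width"],o["joint_positions"][5]))
    return p,R,o,g,jy
def plan(gt,jaw=None):
    """grasp point target (world mm), jaw axis yaw deg mod 180 -> cm shifts & turn"""
    p,R,o,g,jy=state()
    d=np.array(gt,float)-g
    t=0
    if jaw is not None:
        dj=(jaw-jy+90)%180-90
        # turn about tool x (down): positive turn -> yaw decreases
        t=-dj if R[2,0]<0 else dj
        # keep the tool x axis in place: rotation about TCP axis, tool x vertical, ok
    print("row [%.2f, %.2f, %.2f, %.1f]"%(*(R.T@d/10),t))
def crop(c,x0,y0,x1,y1,k,name):
    im=c["frame"][y0:y1,x0:x1]; cv2.imwrite(f"pics/{name}.png",cv2.resize(im,None,fx=k,fy=k,interpolation=cv2.INTER_CUBIC))
E
python3 - <<'E'
from h import *
c=cap("top"); crop(c,160,75,480,260,2.5,"b_top")
s=cap("side"); crop(s,180,120,480,380,2.3,"b_side")
print(onz(c,[[291,216],[319,211],[370,210],[313,160],[285,131],[356,130],[447,193],[405,187]],0).round(0))
state()
E
```

```text
[[ 419.   50.    0.]
 [ 438.  -50.    0.]
 [ 442. -232.    0.]
 [ 621.  -27.    0.]
 [ 728.   75.    0.]
 [ 733. -183.    0.]
 [ 504. -512.    0.]
 [ 525. -359.    0.]]
t 0.2 grip [ 185.3 -491.1  245.2] jaw_yaw -69.3 F [-0.7 -0.2 -0.1] w 91.8 j6 -0.15
```

View pics/b_top.png

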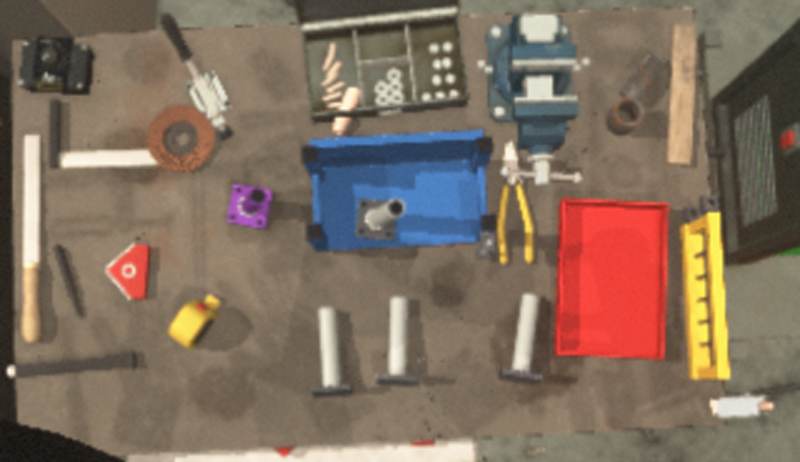

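View pics/b_side.png

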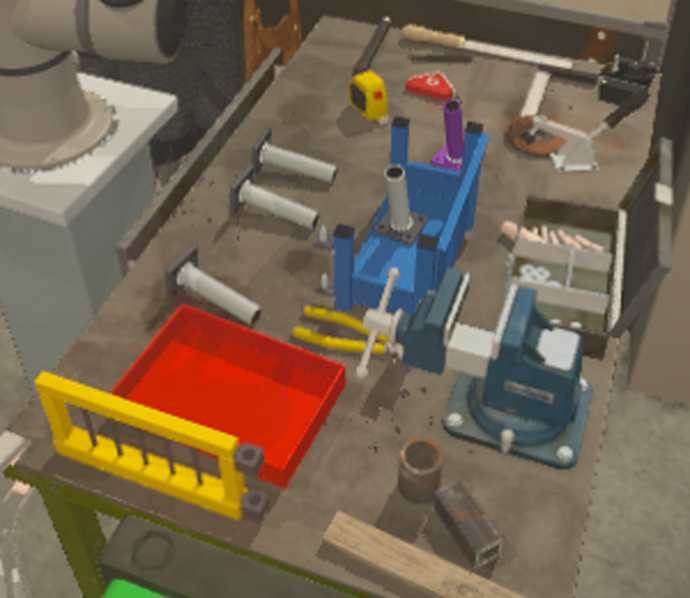

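```bash
python3 - <<'E'
from h import *
plan([520,-120,330],-90)
E
```

```text
t 0.2 grip [ 185.3 -491.1  245.2] jaw_yaw -69.3 F [-0.7 -0.2 -0.1] w 91.8 j6 -0.15
row [-8.46, -22.91, -44.41, 20.7]
```

Emit:
arm_command --pt "-8.5 -2 -4 5 1" --pt "-8.5 -23 -44.4 20.7 1" --pt "-8.5 -23 -44.4 20.7 1" --pt "-8.5 -23 -44.4 20.7 1" --pt "-8.5 -23 -44.4 20.7 1" --pt "-8.5 -23 -44.4 20.7 1" --pt "-8.5 -23 -44.4 20.7 1" --pt "-8.5 -23 -44.4 20.7 1" --pt "-8.5 -23 -44.4 20.7 1" --pt "-8.5 -23 -44.4 20.7 1"

```text
time: 1.25
tool_pos: [498.6, -141.8, 487.1]
tcp_rot: [-1.689, 1.57, 1.452]
contact_force: [-0.1, -0.9, -0.8]
grip_width: 92.1
```

```bash
python3 - <<'E'
from h import *
c=cap("wrist","c_w"); state(); cv2.imwrite("pics/c_w.png",c["frame"])
E
```

```text
t 1.3 grip [ 502.6 -136.2  328.2] jaw_yaw -89.7 F [ 0.1  4.4 -0.8] w 91.8 j6 1.15
```

View pics/c_w.png

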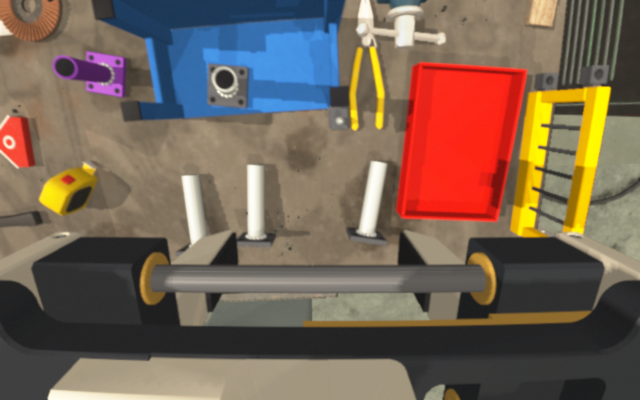

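```bash
python3 - <<'E'
from h import *
c=cap("wrist","d_w"); state(); crop(c,110,0,390,150,2.8,"d1"); crop(c,160,140,400,260,3.2,"d2"); crop(c,395,40,640,250,3,"d3")
import pickle; pickle.dump({k:c[k] for k in ("K","k1","Rw","ow")},open("d.pkl","wb"))
E
```

```text
t 1.4 grip [ 500.6 -139.1  327.7] jaw_yaw -89.7 F [ 0.3 -0.4 -0.5] w 92.0 j6 1.14
```

View pics/d1.png

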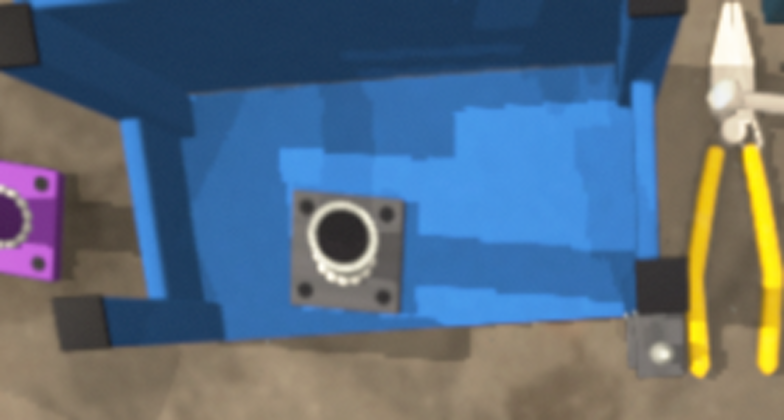

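View pics/d2.png

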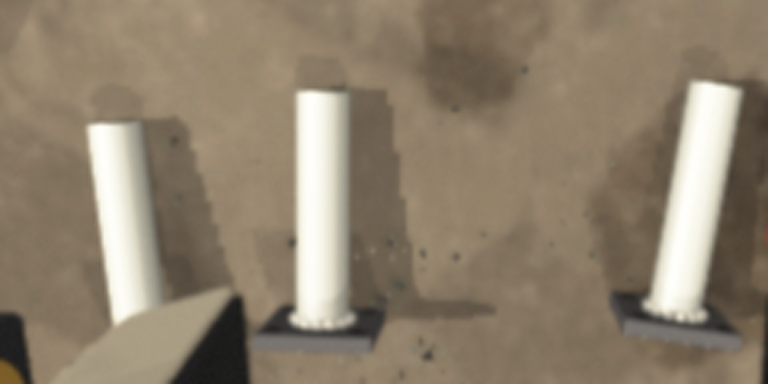

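View pics/d3.png

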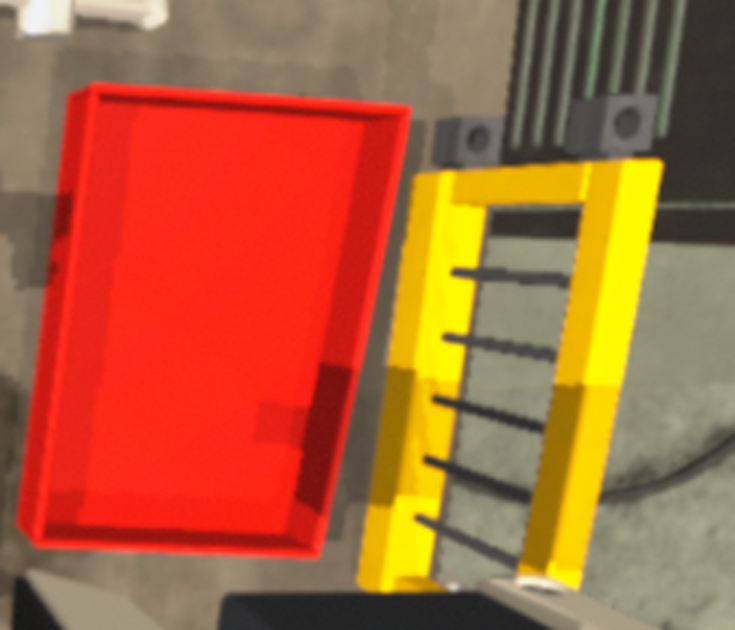

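```bash
python3 - <<'E'
from h import *
import pickle; c=pickle.load(open("d.pkl","rb"))
def d1(l): return np.array(l,float)/2.8+[110,0]
def d2(l): return np.array(l,float)/3.2+[160,140]
def d3(l): return np.array(l,float)/3+[395,40]
P=onz(c,d1([[662,285],[81,323]]),126); print("posts",P.round(1),np.linalg.norm(P[0]-P[1]))
d=P[1]-P[0]; yaw=np.degrees(np.arctan2(-d[0],d[1])); print("stillage yaw from posts",yaw)
S=onz(c,d1([[190,95],[615,65]]),12); print("seam",S.round(1)); d=S[0]-S[1]; print(np.degrees(np.arctan2(-d[0],d[1])))
yr=np.radians(yaw);ex=np.array([np.cos(yr),np.sin(yr),0]);ey=np.array([-np.sin(yr),np.cos(yr),0])
O=P.mean(0)+50*ex; O[2]=0; print("origin",O)
print("seam in still",((S-O)@np.c_[ex,ey]).round(1))
H=onz(c,d1([[660,352]]),125);print("pin",H,((H-O)@np.c_[ex,ey]).round(1))
L=onz(c,d1([[632,316],[683,315],[683,378],[635,378]]),106);print("lug",((L-O)@np.c_[ex,ey]).round(1))
B=onz(c,d1([[293,190],[405,200],[401,312],[291,303]]),20);print("bent plate",B.round(1),B.mean(0),[np.linalg.norm(B[i]-B[i-1]) for i in range(4)])
T=onz(c,d1([[342,237]]),128);print("tube top",T)
T=onz(c,d1([[342,268]]),20);print("tube foot weld?",T)
for n,t,f in (("A",[114,123],[138,320]),("B",[323,91],[322,320]),("C",[716,85],[678,312])):
    print(n,onz(c,d2([t]),25).round(1),onz(c,d2([f]),27).round(1))
R=onz(c,d3([[95,84],[410,108],[320,556],[25,545]]),35);print("tray",R.round(0),R.mean(0))
K=onz(c,d3([[628,123]]),110);K2=onz(c,d3([[478,140]]),30);print("knuckle",K.round(1),K2.round(1))
E=onz(c,d3([[625,160],[553,585]]),120);print("gate top rail",E.round(1))
E
```

```text
posts [[ 589.1 -165.1  126. ]
 [ 575.1   65.3  126. ]] 230.8422241926719
stillage yaw from posts 3.4728313371808506
seam [[ 685.2   61.7   12. ]
 [ 697.4 -149.2   12. ]]
3.3138972440249788
origin [632.00699388 -46.83266683   0.        ]
seam in still [[  59.6  105.1]
 [  59.  -106.2]]
pin [[ 563.69467793 -165.0858837   125.        ]] [[ -75.4 -113.9]]
lug [[ -60.9 -104.4]
 [ -61.6 -125.5]
 [ -87.2 -124.8]
 [ -86.2 -104.7]]
bent plate [[638.8  10.3  20. ]
 [633.8 -45.5  20. ]
 [579.8 -41.1  20. ]
 [584.4  15.4  20. ]] [609.18869639 -15.23676685  20.        ] [np.float64(54.63330192764219), np.float64(56.075375322750766), np.float64(54.14111651632765), np.float64(56.7126387092791)]
tube top [[606.36030784 -42.44632158 128.        ]]
tube foot weld? [[601.44285641 -12.0429224   20.        ]]
A [[482.5  50.   25. ]] [[383.2  47.5  27. ]]
B [[498.1 -49.7  25. ]] [[384.3 -44.4  27. ]]
C [[ 502.  -231.7   25. ]] [[ 389.8 -219.8   27. ]]
tray [[ 638. -280.   35.]
 [ 631. -427.   35.]
 [ 414. -419.   35.]
 [ 419. -265.   35.]] [ 525.58840513 -347.7051116    35.        ]
knuckle [[ 619.5 -466.5  110. ]] [[ 619.  -466.1   30. ]]
gate top rail [[ 604.9 -459.1  120. ]
 [ 432.2 -470.   120. ]]
```

```bash
python3 - <<'E'
from h import *
plan([607,-38.7,200],-5)
E
```

```text
t 1.4 grip [ 500.6 -139.1  327.7] jaw_yaw -89.7 F [ 0.3 -0.4 -0.5] w 92.0 j6 1.14
row [12.81, -9.95, -10.68, -84.7]
```

Emit:
arm_command --pt "4 -3 -3 -8.5 1" --pt "8 -6 -6 -17 1" --pt "12.8 -10 -10.7 -25.5 1" --pt "12.8 -10 -10.7 -34 1" --pt "12.8 -10 -10.7 -42.5 1" --pt "12.8 -10 -10.7 -51 1" --pt "12.8 -10 -10.7 -59.5 1" --pt "12.8 -10 -10.7 -68 1" --pt "12.8 -10 -10.7 -76.5 1" --pt "12.8 -10 -10.7 -84.7 1"

```text
time: 2.35
tool_pos: [606.7, -39.2, 359.1]
tcp_rot: [2.784, 1.569, 1.133]
contact_force: [0.5, -0.1, 0.2]
grip_width: 92.0
```

```bash
python3 - <<'E'
from h import *
c=cap("wrist","e_w"); plan([607,-38.7,108],-5)
print(proj(c,[[606.4,-42.4,128]]))
E
```

```text
t 2.4 grip [606.8 -38.9 199.9] jaw_yaw -4.2 F [-0.5  0.5  0.1] w 92.1 j6 -0.12
row [9.19, 0.01, -0.00, 0.8]
[[318.18033052 222.76393502]]
```

View pics/e_w.png

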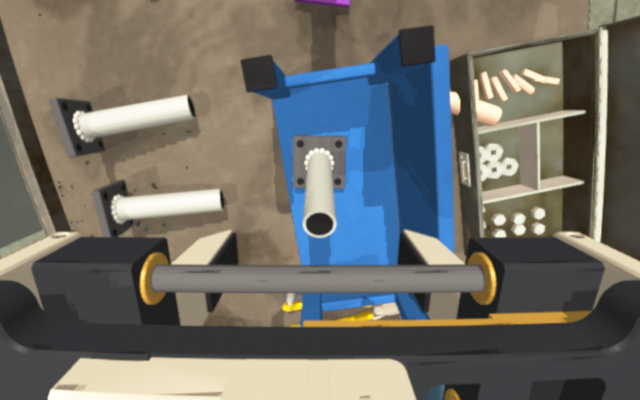

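Emit:
arm_command --pt "4 0 0 0.5 1" --pt "8 0 0 0.5 1" --pt "9.2 0 0 0.5 1" --pt "9.2 0 0 0.5 1" --pt "9.2 0 0 0.5 0.1" --pt "9.2 0 0 0.5 0.1" --pt "9.2 0 0 0.5 0.1" --pt "9.2 0 0 0.5 0.1" --pt "9.2 0 0 0.5 0.1" --pt "9.2 0 0 0.5 0.1"

```text
time: 3.4
tool_pos: [606.7, -39.0, 267.3]
tcp_rot: [2.648, 1.569, 0.995]
contact_force: [-0.4, 0.3, 0.3]
grip_width: 48.4
```

```bash
python3 - <<'E'
from h import *
plan([606.7,-38.7,250],-5)
E
```

```text
t 3.4 grip [606.9 -38.7 108.1] jaw_yaw -4.7 F [-0.4  0.3  0.3] w 48.4 j6 -0.11
row [-14.19, -0.01, -0.03, 0.3]
```

Fingers close at ~8 mm/row; wait, then lift.

Emit:
arm_command --pt "0 0 0 0 0.0" --pt "0 0 0 0 0.0" --pt "0 0 0 0 0.0" --pt "0 0 0 0 0.0" --pt "0 0 0 0 0" --pt "-2 0 0 0 0" --pt "-6 0 0 0 0" --pt "-10 0 0 0 0" --pt "-14 0 0 0 0" --pt "-14.5 0 0 0 0"

```text
time: 4.4
tool_pos: [606.9, -39.3, 417.5]
tcp_rot: [1.671, 1.561, 0.018]
contact_force: [0.7, 0.1, -3.3]
grip_width: 24.8
```

```bash
python3 - <<'E'
from h import *
plan([535,-340,255],-5); s=cap("side"); crop(s,260,120,460,300,3.5,"f")
E
```

```text
t 4.4 grip [608.5 -39.2 258.3] jaw_yaw -4.7 F [ 0.7  0.1 -3.3] w 24.8 j6 -0.11
row [0.25, -4.85, 30.58, 0.3]
```

View pics/f.png

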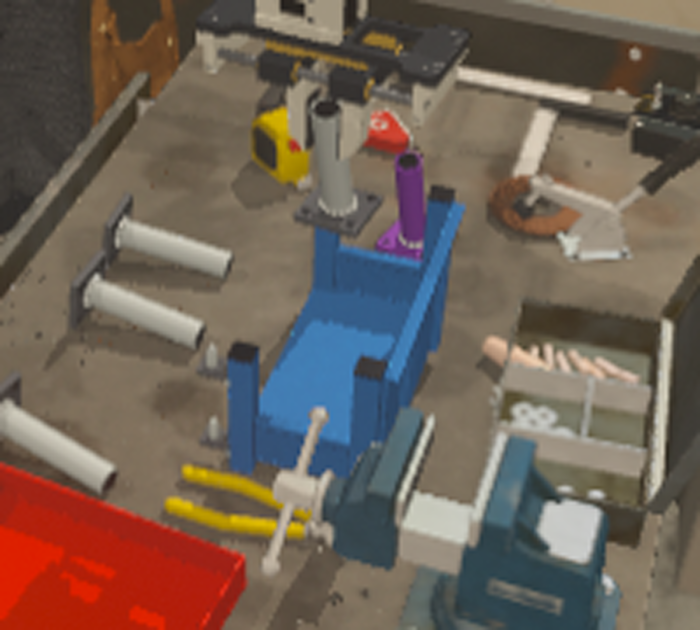

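Emit:
arm_command --pt "0.2 -1 4 0 0" --pt "0.2 -2 9 0 0" --pt "0.2 -3 14 0 0" --pt "0.2 -3.5 19 0 0" --pt "0.2 -4 24 0 0" --pt "0.2 -4.8 28 0 0" --pt "0.2 -4.8 30.5 0 0" --pt "0.2 -4.8 30.5 0 0" --pt "0.2 -4.8 30.5 0 0" --pt "0.2 -4.8 30.5 0 0"

```text
time: 5.45
tool_pos: [533.9, -338.3, 411.0]
tcp_rot: [2.242, 1.565, 0.59]
contact_force: [0.7, 0.5, -4.7]
grip_width: 24.4
```

```bash
python3 - <<'E'
from h import *
plan([535,-340,103],-5); s=cap("side"); crop(s,180,120,380,350,2.6,"g")
E
```

```text
t 5.5 grip [ 534.6 -337.8  251.8] jaw_yaw -4.7 F [ 0.7  0.5 -4.7] w 24.4 j6 -0.61
row [14.88, -0.01, 0.27, 0.3]
```

View pics/g.png

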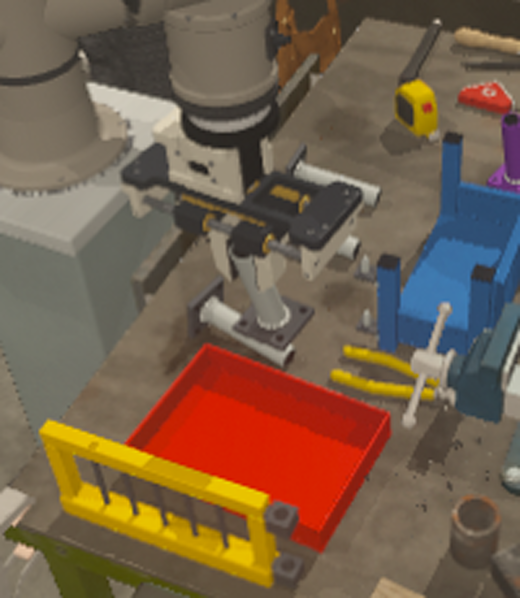

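Emit:
arm_command --pt "4 0 0 0 0" --pt "8 0 0 0 0" --pt "12 0 0 0 0" --pt "13.8 0 0 0 0" --pt "14.4 0 0 0 0" --pt "14.7 0 0 0 0" --pt "14.9 0 0 0 0" --pt "14.9 0 0 0 0" --pt "14.9 0 0 0 0" --pt "14.9 0 0 0 0"

```text
time: 6.5
tool_pos: [534.9, -337.8, 263.5]
tcp_rot: [1.865, 1.564, 0.213]
contact_force: [0.0, -0.1, -3.4]
grip_width: 24.5
```

```bash
python3 - <<'E'
from h import *
state()
E
```

```text
t 6.5 grip [ 536.  -337.6  104.3] jaw_yaw -4.6 F [ 0.  -0.1 -3.4] w 24.5 j6 -0.61
```

Still hanging; lower 4 more mm, release, rise.

Emit:
arm_command --pt "0.3 0 0 0 0" --pt "0.5 0 0 0 0" --pt "0.5 0 0 0 0.0" --pt "0.5 0 0 0 1" --pt "0.5 0 0 0 1" --pt "0.5 0 0 0 1" --pt "0.5 0 0 0 1" --pt "0.5 0 0 0 1" --pt "-5 0 0 0 1" --pt "-10 0 0 0 1"

```text
time: 7.5
tool_pos: [534.1, -337.8, 358.0]
tcp_rot: [2.613, 1.566, 0.961]
contact_force: [0.8, -0.7, 0.0]
grip_width: 75.9
```

```bash
python3 - <<'E'
from h import *
state(); s=cap("side"); crop(s,180,120,440,350,2.6,"h1")
E
```

```text
t 7.5 grip [ 534.6 -337.1  198.8] jaw_yaw -4.7 F [ 0.8 -0.7  0. ] w 75.9 j6 -0.61
```

View pics/h1.png

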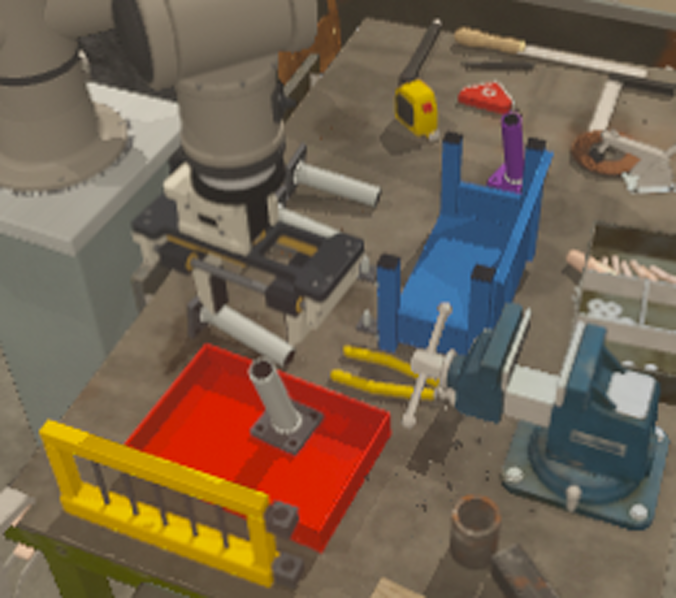

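```bash
python3 - <<'E'
from h import *
plan([472,-229,150],-96)
E
```

```text
t 7.5 grip [ 537.8 -339.7  209.9] jaw_yaw -4.6 F [ 2.2 -1.8  6.8] w 79.8 j6 -0.61
row [5.81, -7.55, -10.53, -88.6]
```

Emit:
arm_command --pt "0 -2 -3 -8.5 1" --pt "0 -5 -7 -17 1" --pt "2 -7.5 -10.5 -25.5 1" --pt "4 -7.5 -10.5 -34 1" --pt "5.8 -7.5 -10.5 -42.5 1" --pt "5.8 -7.5 -10.5 -51 1" --pt "5.8 -7.5 -10.5 -59.5 1" --pt "5.8 -7.5 -10.5 -68 1" --pt "5.8 -7.5 -10.5 -76.5 1" --pt "5.8 -7.5 -10.5 -88 1"

```text
time: 8.55
tool_pos: [469.9, -228.3, 309.2]
tcp_rot: [-0.236, 1.553, -0.396]
contact_force: [-0.4, -0.1, -0.3]
grip_width: 91.9
```

```bash
python3 - <<'E'
from h import *
c=cap("wrist","i_w"); plan([472,-229,22],84)
print(proj(c,[[502,-231.7,25],[472,-229,29]]))
E
```

```text
t 8.6 grip [ 472.6 -229.4  150.1] jaw_yaw 81.2 F [-1.1 -0.5  0. ] w 91.9 j6 -2.02
row [12.80, 0.09, -0.29, -2.8]
[[319.40298849 226.19132315]
 [317.11789777 196.58013293]]
```

View pics/i_w.png

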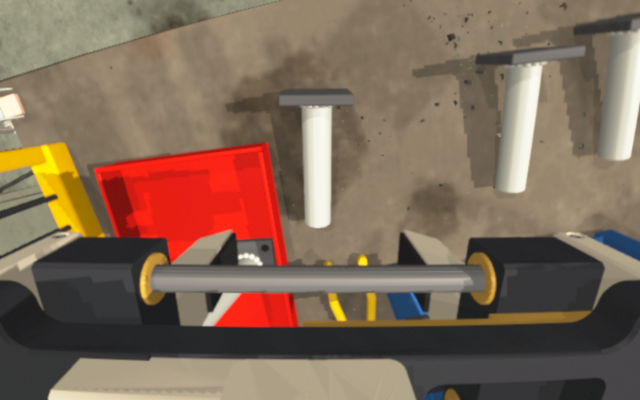

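Emit:
arm_command --pt "3 0.3 -0.3 -2.8 0.42" --pt "6 0.3 -0.3 -2.8 0.42" --pt "7 0.3 -0.3 -2.8 0.42" --pt "7 0.3 -0.3 -2.8 0.42" --pt "7 0.3 -0.3 -2.8 0.42" --pt "7 0.3 -0.3 -2.8 0.42" --pt "7 0.3 -0.3 -2.8 0.42" --pt "7 0.3 -0.3 -2.8 0.42"

```text
time: 9.4
tool_pos: [468.7, -225.5, 240.0]
tcp_rot: [-0.312, 1.551, -0.416]
contact_force: [-0.0, 0.8, -0.5]
grip_width: 39.2
```

```bash
python3 - <<'E'
from h import *
c=cap("wrist","j_w"); plan([472,-227,23],84); crop(c,200,100,440,340,2.5,"j_w")
s=cap("side"); crop(s,200,190,320,300,5,"j_s")
E
```

```text
t 9.4 grip [ 471.5 -226.6   80.6] jaw_yaw 84.0 F [-0.3  0.2  0.5] w 38.8 j6 -2.07
row [5.76, 0.00, -0.05, 0.0]
```

View pics/j_w.png

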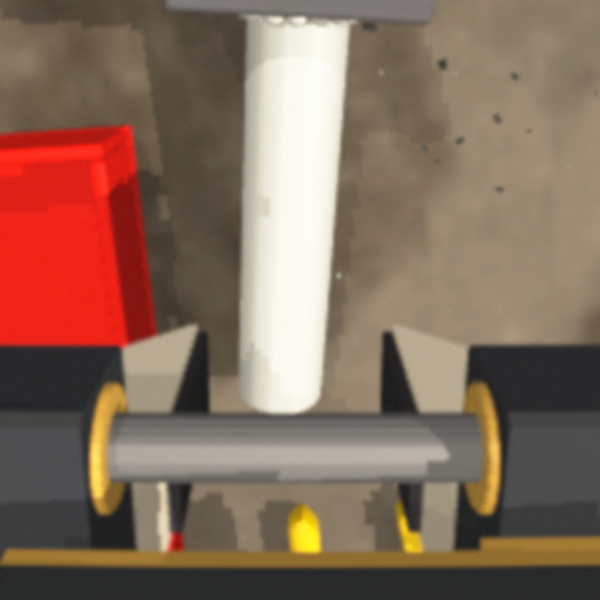

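View pics/j_s.png

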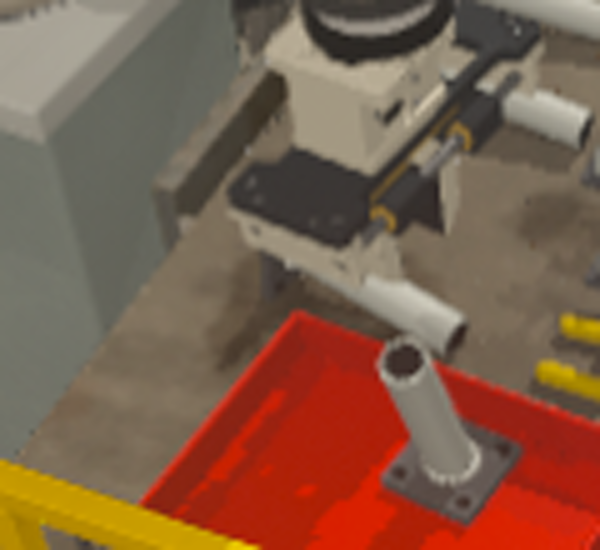

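Emit:
arm_command --pt "2 0 0 0 0.42" --pt "3.5 0 0 0 0.42" --pt "4.5 0 0 0 0.42" --pt "5.2 0 0 0 0.42" --pt "5.7 0 0 0 0.42" --pt "5.7 0 0 0 0.42"

```text
time: 10.1
tool_pos: [469.6, -225.8, 182.3]
tcp_rot: [-0.299, 1.553, -0.403]
contact_force: [0.2, -0.1, 0.7]
grip_width: 38.4
```

Emit:
arm_command --pt "0 0 0 0 0" --pt "0 0 0 0 0" --pt "0 0 0 0 0" --pt "0 0 0 0 0" --pt "0 0 0 0 0"

```text
time: 10.6
tool_pos: [469.9, -226.0, 182.7]
tcp_rot: [-0.309, 1.551, -0.414]
contact_force: [0.8, -1.6, 1.2]
grip_width: 24.4
```

Emit:
arm_command --pt "-1 0 0 0 0" --pt "-2 0 0 0 0" --pt "-3 0 0 0 0" --pt "-4 0 0 0 0" --pt "-5 0 0 0 0" --pt "-6 0 0 0 0" --pt "-7 0 0 0 0" --pt "-8 0 0 0 0" --pt "-8 0 0 0 0"

```text
time: 11.5
tool_pos: [468.8, -225.6, 264.3]
tcp_rot: [-0.333, 1.548, -0.437]
contact_force: [0.5, -0.3, -3.4]
grip_width: 24.2
```

```bash
python3 - <<'E'
from h import *
state(); s=cap("side"); crop(s,180,150,340,310,4,"k_s"); c=cap("wrist","k_w")
E
```

```text
t 11.5 grip [ 472.  -227.1  105.1] jaw_yaw 84.0 F [ 0.5 -0.3 -3.4] w 24.2 j6 -2.07
```

View pics/k_s.png

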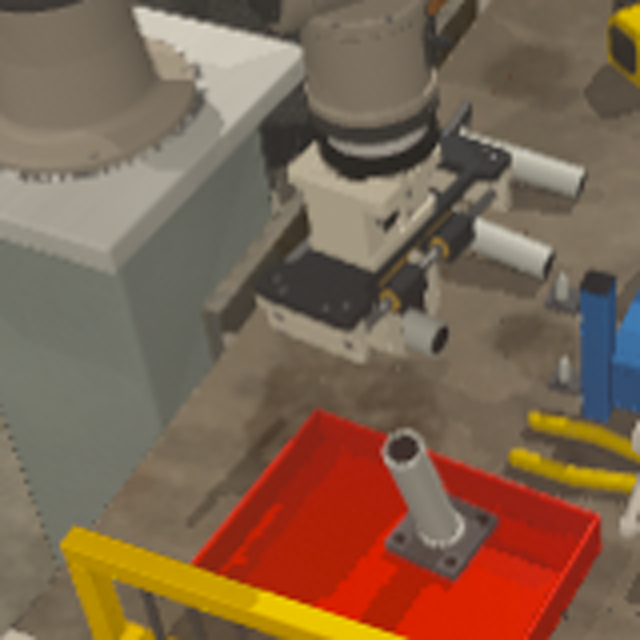

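View pics/k_w.png

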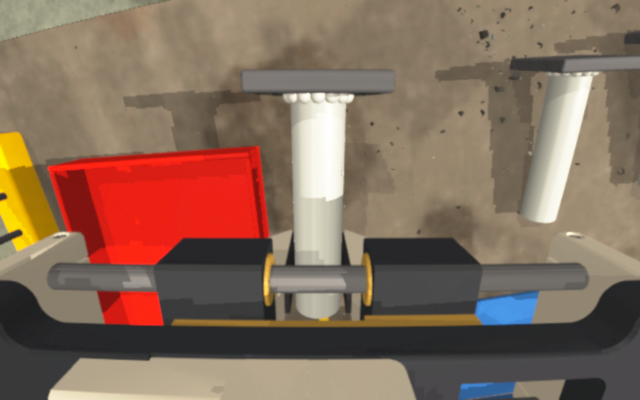

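```bash
cat >> h.py <<'E'
SO=np.array([632.0,-46.8,0]); SY=np.radians(3.4)
ex=np.array([np.cos(SY),np.sin(SY),0]);ey=np.array([-np.sin(SY),np.cos(SY),0])
def st(x,y,z): return SO+x*ex+y*ey+np.array([0,0,z])
def tost(P): P=np.atleast_2d(P)-SO; return np.c_[P@ex,P@ey,P[:,2]]
E
python3 - <<'E'
from h import *
print(st(15,-68,190)); plan(st(15,-68,190),93.4)
E
```

```text
[ 651.00643082 -113.7907127   190.        ]
t 11.6 grip [ 471.3 -226.6  103.6] jaw_yaw 84.0 F [-0.6  0.2 -4.2] w 24.2 j6 -2.07
row [-8.40, 13.04, 16.86, -9.4]
```

Emit:
arm_command --pt "-4 0 0 0 0" --pt "-8.4 0 0 0 0" --pt "-8.4 3 4 -3 0" --pt "-8.4 6 7.5 -5 0" --pt "-8.4 9 11.5 -7 0" --pt "-8.4 12 15 -9.4 0" --pt "-8.4 13 16.9 -9.4 0" --pt "-8.4 13 16.9 -9.4 0" --pt "-8.4 13 16.9 -9.4 0"

```text
time: 12.5
tool_pos: [648.3, -112.6, 347.6]
tcp_rot: [-0.519, 1.554, -0.459]
contact_force: [-1.1, -0.7, -4.0]
grip_width: 24.4
```

```bash
python3 - <<'E'
from h import *
p,R,o,g,j=state(); print(tost(g)); s=cap("side"); crop(s,240,90,460,270,3.5,"l_s")
u=Rn.from_euler('z',3.4,degrees=True).apply([np.cos(.138),0,-np.sin(.138)])
print((proj(s,[g+30*u,g-82*u])-[240,90])*3.5)
E
```

```text
t 12.5 grip [ 650.7 -113.8  188.4] jaw_yaw 93.5 F [-1.1 -0.7 -4. ] w 24.4 j6 -1.92
[[ 14.71376103 -68.03353074 188.42942866]]
[[450.86310931 383.18980476]
 [310.64765955 337.19581383]]
```

View pics/l_s.png

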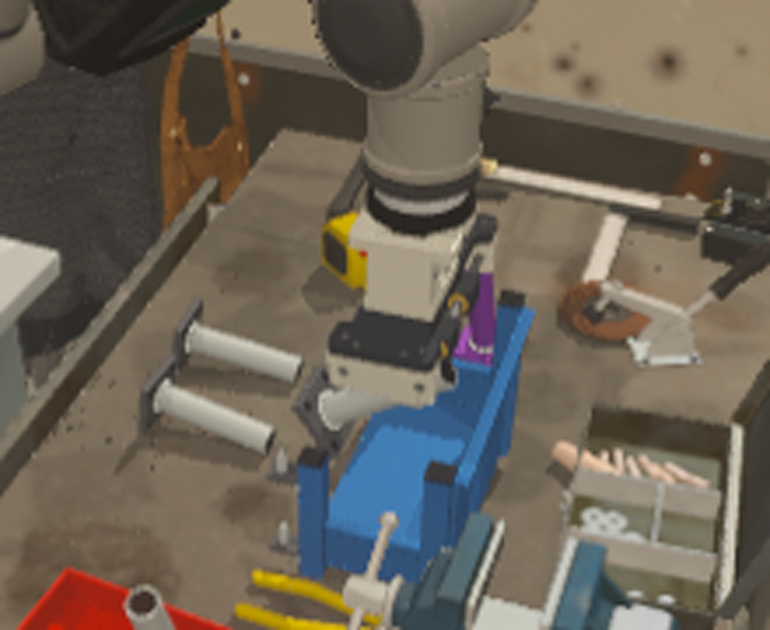

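```bash
cat >> h.py <<'E'
def onplane(c,uv,P0,n):
    o,v=ray(c,uv); return o+v*(((P0-o)@n)/(v@n))[:,None]
E
python3 - <<'E'
from h import *
p,R,o,g,j=state(); s=cap("side"); crop(s,300,180,380,230,9,"m_s")
W=onplane(s,np.array([[332,408]])/3.5+[240,90],g,ey); d=tost(W)-tost(g); print(d,np.degrees(np.arctan2(d[0,2],d[0,0])),np.linalg.norm(d))
E
```

```text
t 12.6 grip [ 650.4 -114.4  188.8] jaw_yaw 93.4 F [ 0.2 -0.  -3.5] w 24.4 j6 -1.92
[[-6.32154439e+01 -1.56319402e-13 -5.50389509e+01]] -138.95532115705902 83.81812734843979
```

View pics/m_s.png

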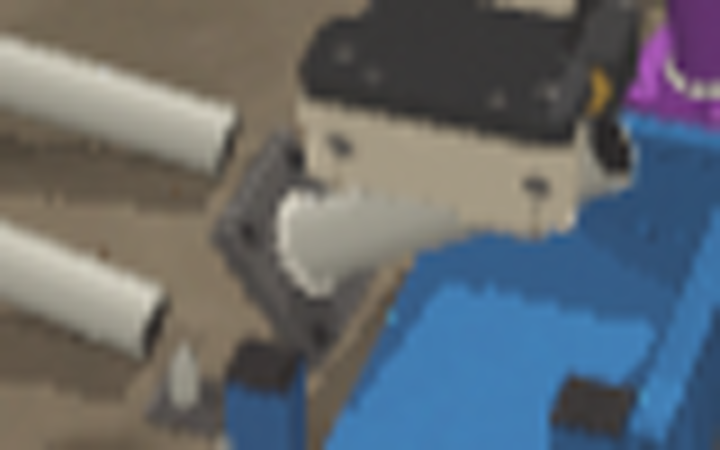

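Emit:
arm_command --pt "3 0 0 0 0" --pt "6 0 0 0 0" --pt "8 0 0 0 0" --pt "8 0 0 0 0" --pt "8 0 0.4 0 0" --pt "8 0 0.9 0 0" --pt "8 0 1.4 0 0" --pt "8 0 1.6 0 0"

```text
time: 13.4
tool_pos: [664.5, -113.6, 269.3]
tcp_rot: [-0.647, 1.555, -0.588]
contact_force: [-9.4, -2.3, -4.1]
grip_width: 24.2
```

```bash
cat > tilt.py <<'E'
from h import *
import sys
p,R,o,g,j=state(); print("still",tost(g).round(1)); s=cap("side"); crop(s,300,160,400,260,7,sys.argv[1])
E
python3 tilt.py n_s
```

```text
t 13.4 grip [ 666.6 -114.9  110.1] jaw_yaw 93.4 F [-9.4 -2.3 -4.1] w 24.2 j6 -1.91
still [[ 30.5 -70.1 110.1]]
```

View pics/n_s.png

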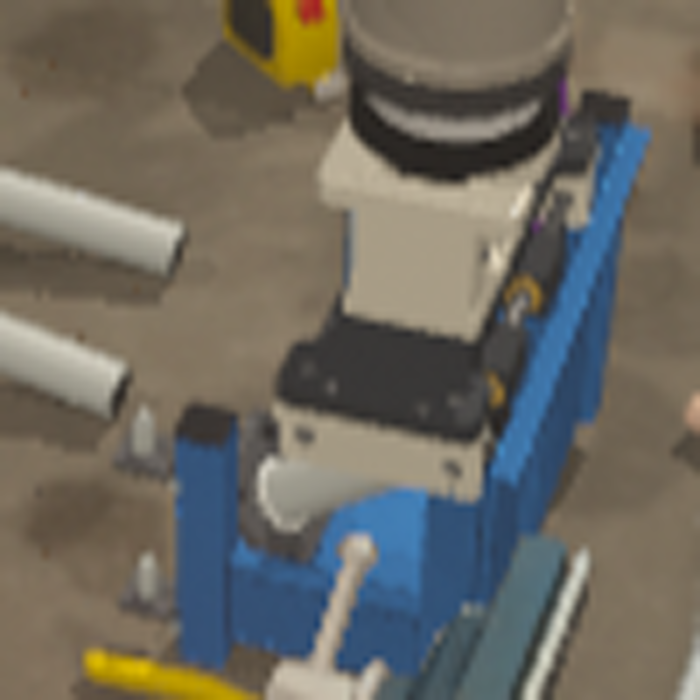

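Emit:
arm_command --pt "0 0 0.3 0 0" --pt "0 0 0.6 0 0" --pt "0 0 0.9 0 0" --pt "0 0 0.9 0 0"

```text
time: 13.85
tool_pos: [671.0, -113.5, 267.1]
tcp_rot: [-1.769, 1.563, -1.71]
contact_force: [-15.5, -1.4, -6.4]
grip_width: 24.5
```

```bash
python3 tilt.py o_s
```

```text
t 13.8 grip [ 670.8 -114.7  107.9] jaw_yaw 93.4 F [-15.5  -1.4  -6.4] w 24.5 j6 -1.91
still [[ 34.7 -70.  107.9]]
```

View pics/o_s.png

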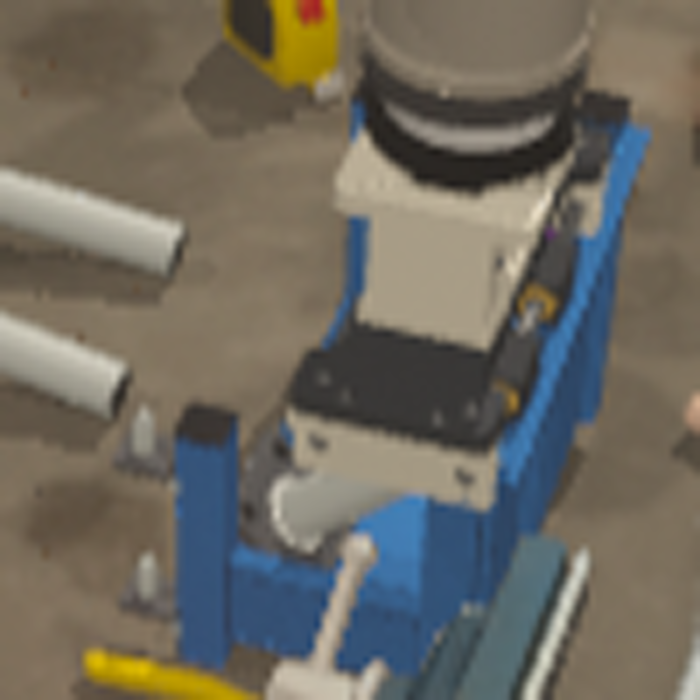

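Emit:
arm_command --pt "0 0 0.6 0 0" --pt "-0.1 0 1 0 0" --pt "-0.1 0 1.3 0 0" --pt "-0.1 0 1.5 0 0" --pt "-0.1 0 1.5 0 0"

```text
time: 14.4
tool_pos: [680.6, -113.3, 265.3]
tcp_rot: [-2.984, 1.544, -2.925]
contact_force: [-33.9, -3.6, 0.6]
grip_width: 24.1
```

```bash
python3 tilt.py p_s
```

```text
t 14.4 grip [ 676.3 -114.3  106.2] jaw_yaw 93.4 F [-33.9  -3.6   0.6] w 24.1 j6 -1.90
still [[ 40.2 -70.  106.2]]
```

View pics/p_s.png

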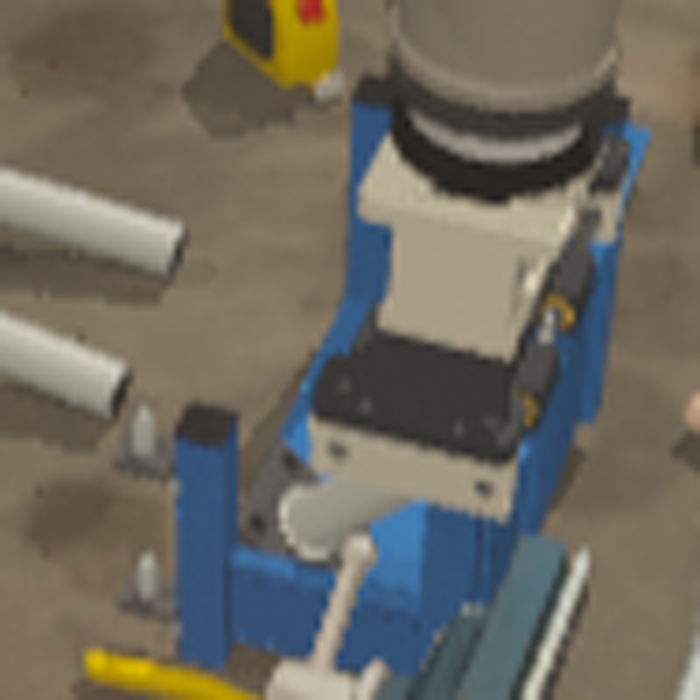

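```bash
python3 - <<'E'
from h import *
p,R,o,g,j=state(); s=cap("side")
for q in ([310,520],[315,505]):
    W=onplane(s,np.array([q])/7+[300,160],g,ey); d=tost(W)-tost(g); print(d.round(1),np.degrees(np.arctan2(-d[0,2],-d[0,0])),np.linalg.norm(d))
crop(s,320,200,400,260,9,"q_s"); c=cap("wrist","q_w")
E
```

```text
t 14.4 grip [ 676.3 -114.3  106.2] jaw_yaw 93.4 F [-33.5  -3.    1.2] w 24.3 j6 -1.90
[[-59.5   0.  -68.8]] 49.16497582760931 90.9431988993912
[[-57.5   0.  -59.5]] 45.97469060548332 82.73843070471167
```

View pics/q_w.png

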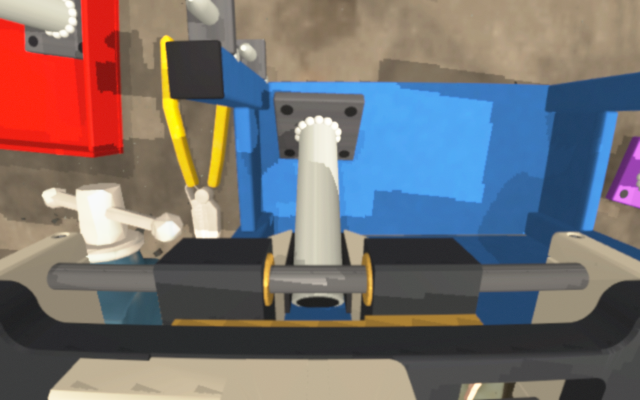

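```bash
python3 - <<'E'
from h import *
p,R,o,g,j=state(); c=cap("wrist"); crop(c,240,80,400,340,2.3,"q_w2")
for q in ([320,296],[319,120],[319,140]):
    W=onplane(c,np.array([q]),g,ey); d=tost(W)-tost(g); print(q,d.round(1),np.degrees(np.arctan2(d[0,2],d[0,0])),np.linalg.norm(d))
e=np.cross(R[:,1],[0,0,1]);print(e)
E
```

```text
t 14.6 grip [ 676.3 -114.3  106.3] jaw_yaw 93.4 F [-32.9  -4.2   0.4] w 24.5 j6 -1.90
[320, 296] [[-263.    -0.   449.7]] 120.31398039340603 520.9635372077961
[319, 120] [[ -57.    0. 1775.]] 91.83966475680295 1775.910979091211
[319, 140] [[-154.4    0.  1666.7]] 95.29210966839523 1673.8701426838236
[ 0.99826612  0.05870431 -0.        ]
```

View pics/q_w2.png

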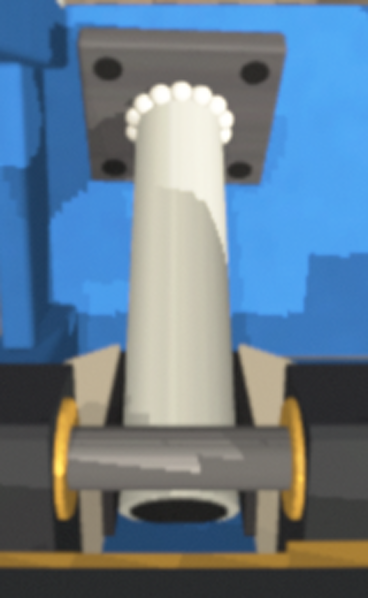

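View pics/q_s.png

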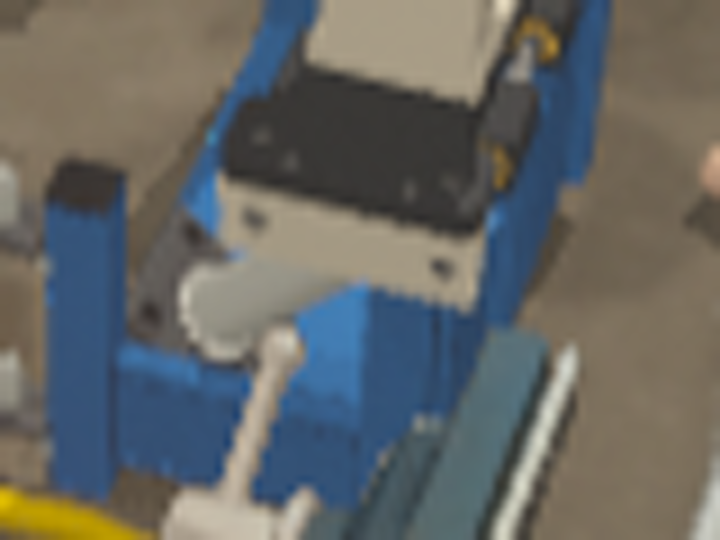

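Emit:
arm_command --pt "0 0 -1.5 0 0" --pt "-1 0 -1.5 0 0" --pt "-2 0 -1.5 0 0" --pt "-2.4 0 -1.5 0 0" --pt "-2.4 0 -1.5 0 0"

```text
time: 15.1
tool_pos: [667.0, -114.0, 291.7]
tcp_rot: [-2.902, 1.548, -2.843]
contact_force: [0.6, 0.6, -4.7]
grip_width: 24.7
```

```bash
python3 - <<'E'
from h import *
p,R,o,g,j=state(); print(tost(g)); s=cap("side"); crop(s,320,190,400,250,9,"r_s"); plan(st(36,-70,128),93.4)
E
```

```text
t 15.1 grip [ 663.5 -115.1  132.5] jaw_yaw 93.4 F [ 0.6  0.6 -4.7] w 24.7 j6 -1.91
[[ 27.35429964 -70.03325966 132.54356054]]
t 15.2 grip [ 662.9 -115.   131.5] jaw_yaw 93.4 F [-0.6  0.4 -4. ] w 24.6 j6 -1.91
row [0.33, -0.01, 0.93, -0.0]
```

View pics/r_s.png

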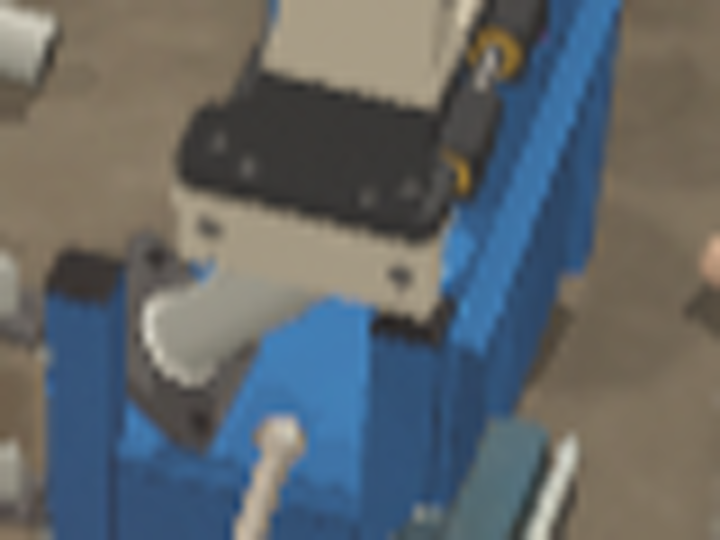

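Emit:
arm_command --pt "0.3 0 0.9 0 0" --pt "0.5 0 1.1 0 0" --pt "0.8 0 1.3 0 0" --pt "1.1 0 1.5 0 0" --pt "1.4 0 1.8 0 0" --pt "1.6 0 2.1 0 0" --pt "1.6 0 2.1 0 0"

```text
time: 15.85
tool_pos: [685.6, -113.0, 273.0]
tcp_rot: [-3.025, 1.538, -2.967]
contact_force: [-10.6, 0.6, -0.7]
grip_width: 24.2
```

```bash
python3 - <<'E'
from h import *
p,R,o,g,j=state(); print(tost(g)); s=cap("side"); crop(s,320,190,400,250,9,"s_s")
E
```

```text
t 15.8 grip [ 680.5 -113.9  113.9] jaw_yaw 93.4 F [-10.6   0.6  -0.7] w 24.2 j6 -1.90
[[ 44.4027295  -69.84283133 113.92299153]]
```

View pics/s_s.png

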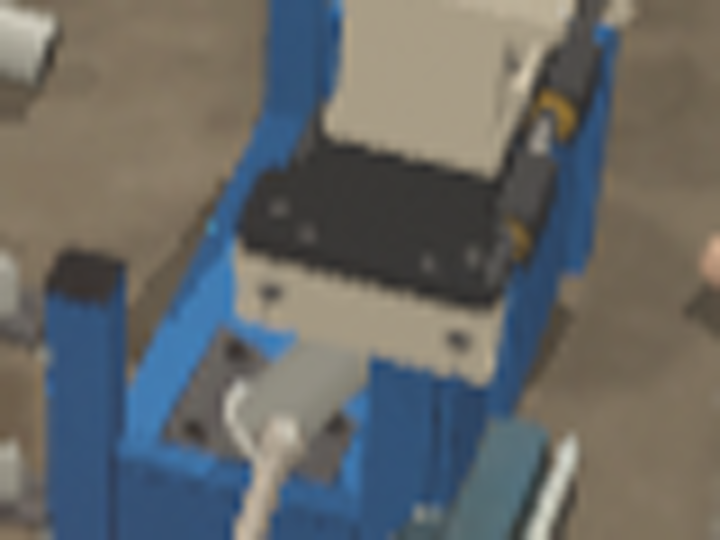

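```bash
python3 - <<'E'
from h import *
p,R,o,g,j=state(); s=cap("side")
for q in ([270,410],[280,420]):
    W=onplane(s,np.array([q])/9+[320,190],g,ey); d=tost(W)-tost(g); print(d.round(1),np.degrees(np.arctan2(-d[0,2],-d[0,0])),np.linalg.norm(d))
print(R[:,0])
plan(st(44,-70,104),93.4)
E
```

```text
t 15.9 grip [ 680.5 -113.9  113.9] jaw_yaw 93.4 F [-10.6  -1.   -1.8] w 25.0 j6 -1.90
[[-46.4  -0.  -76.1]] 58.62635833164526 89.14989338367738
[[-43.   -0.  -79.5]] 61.609660053843164 90.36247093116087
[-0.03197825 -0.00562015 -0.99947276]
t 15.9 grip [ 680.4 -113.9  113.9] jaw_yaw 93.4 F [-11.1  -1.2   0.2] w 24.6 j6 -1.90
row [0.99, -0.01, -0.00, -0.0]
```

Emit:
arm_command --pt "-0.3 0 0.5 0 0" --pt "-0.4 0 0.9 0 0" --pt "-0.4 0 1.3 0 0" --pt "-0.4 0 1.5 0 0"

```text
time: 16.35
tool_pos: [694.7, -112.9, 272.3]
tcp_rot: [3.137, 1.509, -3.088]
contact_force: [-40.9, -2.3, 5.1]
grip_width: 24.3
```

```bash
python3 - <<'E'
from h import *
p,R,o,g,j=state(); print(tost(g)); s=cap("side"); crop(s,320,190,400,250,9,"t_s")
E
```

```text
t 16.4 grip [ 684.8 -113.4  113.4] jaw_yaw 93.3 F [-40.9  -2.3   5.1] w 24.3 j6 -1.89
[[ 48.8018587  -69.65649383 113.42418287]]
```

View pics/t_s.png

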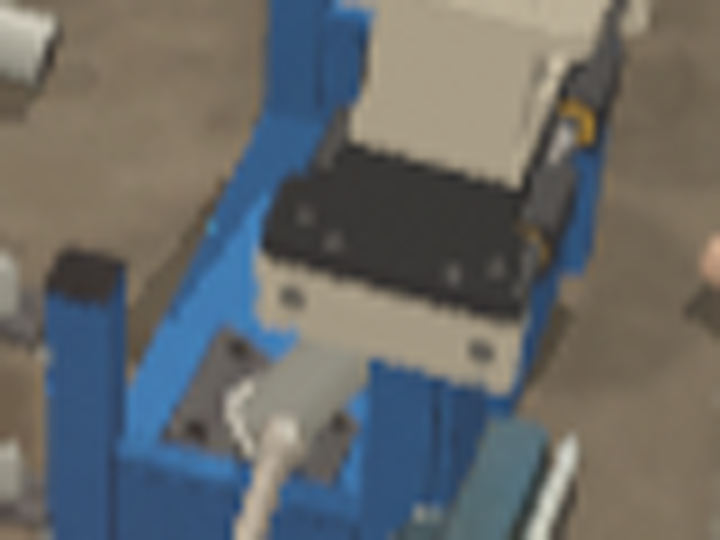

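Emit:
arm_command --pt "0 0 -0.6 0 0" --pt "0 0 -0.8 0 0"

```text
time: 16.6
tool_pos: [686.4, -113.9, 273.3]
tcp_rot: [-3.136, 1.51, -3.078]
contact_force: [0.2, -1.0, -0.5]
grip_width: 24.3
```

```bash
python3 - <<'E'
from h import *
p,R,o,g,j=state(); print(tost(g),R[:,0]); s=cap("side"); crop(s,320,190,400,250,9,"u_s")
plan(st(42,-70,110),93.4); plan(st(0,-70,110),93.4)
E
```

```text
t 16.6 grip [ 676.7 -114.5  114.4] jaw_yaw 93.3 F [ 0.2 -1.  -0.5] w 24.3 j6 -1.89
[[ 40.58066334 -70.19720693 114.44541532]] [-0.06091231 -0.0038586  -0.99813566]
t 16.6 grip [ 676.8 -114.4  114.4] jaw_yaw 93.3 F [ 0.2 -1.1  0.4] w 24.2 j6 -1.89
row [0.44, 0.02, 0.16, -0.1]
t 16.6 grip [ 676.8 -114.4  114.4] jaw_yaw 93.3 F [ 0.2 -1.1  0.4] w 24.2 j6 -1.89
row [0.69, 0.01, -4.04, -0.1]
```

View pics/u_s.png

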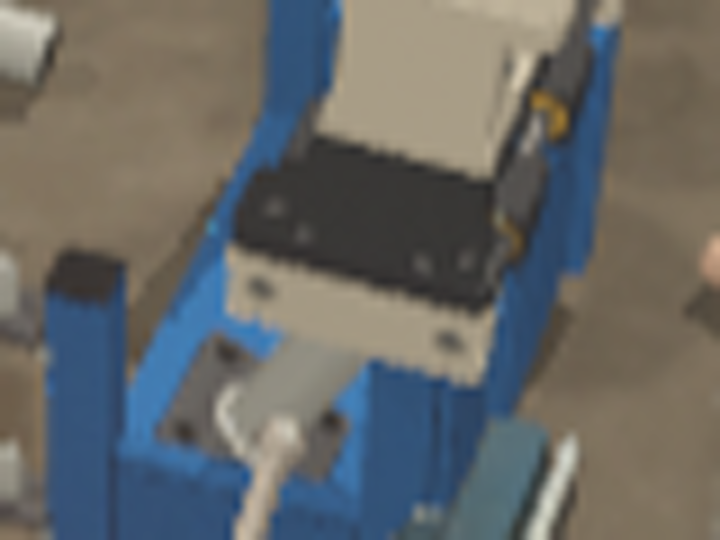

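Emit:
arm_command --pt "0.3 0 0 0 0" --pt "0.5 0 -0.5 0 0" --pt "0.5 0 -1 0 0" --pt "0.5 0 -1.5 0 0" --pt "0.5 0 -2 0 0" --pt "0.5 0 -2 0 0"

```text
time: 17.25
tool_pos: [667.9, -114.8, 274.2]
tcp_rot: [-3.082, 1.521, -3.024]
contact_force: [2.9, 0.5, 14.8]
grip_width: 24.4
```

```bash
python3 - <<'E'
from h import *
p,R,o,g,j=state(); print(tost(g),R[:,0]); s=cap("side"); crop(s,320,190,400,250,9,"v_s")
E
```

```text
t 17.2 grip [ 660.  -115.8  115.2] jaw_yaw 93.3 F [ 2.9  0.5 14.8] w 24.4 j6 -1.90
[[ 23.87102219 -70.51089023 115.18123062]] [-0.04939391 -0.0058205  -0.99876242]
```

View pics/v_s.png

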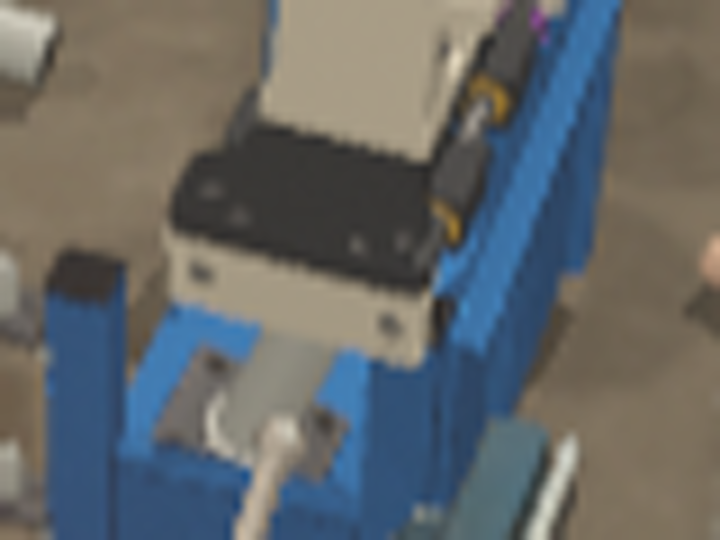

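Emit:
arm_command --pt "0 0 -0.5 0 0" --pt "0.2 0 -1 0 0" --pt "0.4 0 -1.5 0 0" --pt "0.6 0 -1.9 0 0" --pt "0.7 0 -1.9 0 0"

```text
time: 17.8
tool_pos: [649.8, -115.9, 273.3]
tcp_rot: [-3.012, 1.531, -2.955]
contact_force: [0.2, 2.5, 28.1]
grip_width: 24.5
```

```bash
python3 - <<'E'
from h import *
p,R,o,g,j=state(); print(tost(g),R[:,0]); s=cap("side"); crop(s,320,190,400,250,9,"w_s"); c=cap("wrist","w_w")
E
```

```text
t 17.8 grip [ 643.6 -117.1  114.3] jaw_yaw 93.3 F [ 0.2  2.5 28.1] w 24.5 j6 -1.91
[[  7.38543498 -70.85141068 114.26921254]] [-0.03939509 -0.00745747 -0.99919588]
```

View pics/w_s.png

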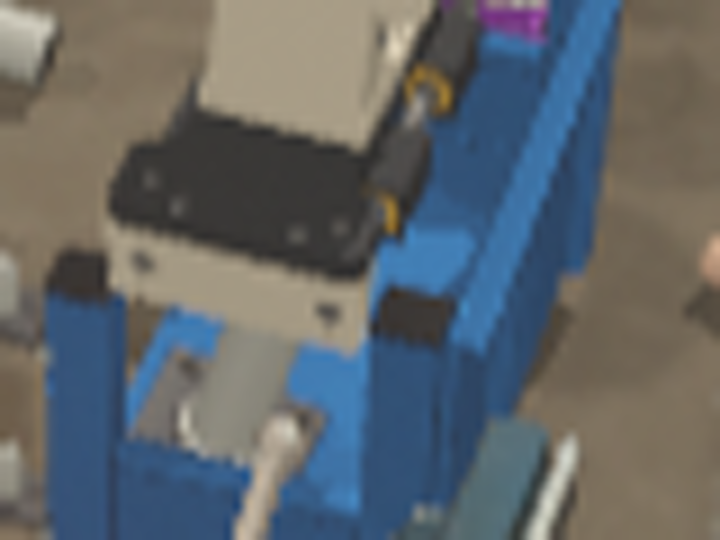

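View pics/w_w.png

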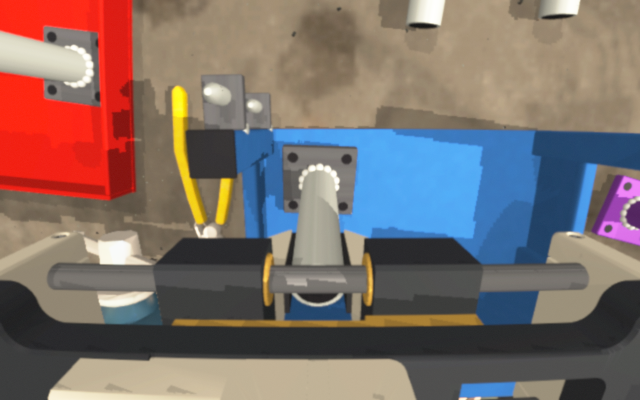

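```bash
python3 - <<'E'
from h import *
p,R,o,g,j=state(); s=cap("side"); c=cap("wrist")
for q in ([215,415],[225,420]):
    W=onplane(s,np.array([q])/9+[320,190],g,ey); d=tost(W)-tost(g); print(d.round(1),np.degrees(np.arctan2(-d[0,2],-d[0,0])),np.linalg.norm(d))
print("plate corners",tost(onz(c,[[284,147],[357,147],[355,213],[287,213]],22)).round(1))
E
```

```text
t 17.9 grip [ 643.6 -117.   114.3] jaw_yaw 93.3 F [ 0.6  2.4 24.7] w 24.6 j6 -1.91
[[-27.5   0.  -83.9]] 71.87213806409144 88.24196536374916
[[-24.  -0. -85.]] 74.20348490234943 88.3452747824924
plate corners [[-45.7 -95.8  22. ]
 [-45.7 -39.6  22. ]
 [  7.1 -39.7  22. ]
 [  7.1 -94.7  22. ]]
```

Emit:
arm_command --pt "0 0 -0.6 0 0" --pt "0 0 -1.2 0 0" --pt "0.2 0 -1.8 0 0" --pt "0.5 0 -2 0 0" --pt "0.7 0 -2 0 0"

```text
time: 18.5
tool_pos: [630.4, -117.0, 272.5]
tcp_rot: [-2.927, 1.538, -2.87]
contact_force: [-3.9, 3.1, 39.1]
grip_width: 24.8
```

```bash
python3 - <<'E'
from h import *
p,R,o,g,j=state(); print(tost(g),R[:,0]); s=cap("side"); crop(s,320,190,400,250,9,"x_s"); c=cap("wrist","x_w")
E
```

```text
t 18.5 grip [ 625.4 -118.4  113.4] jaw_yaw 93.3 F [-3.9  3.1 39.1] w 24.8 j6 -1.92
[[-10.88312286 -71.09696746 113.43219832]] [-0.03162782 -0.0088137  -0.99946085]
```

View pics/x_s.png

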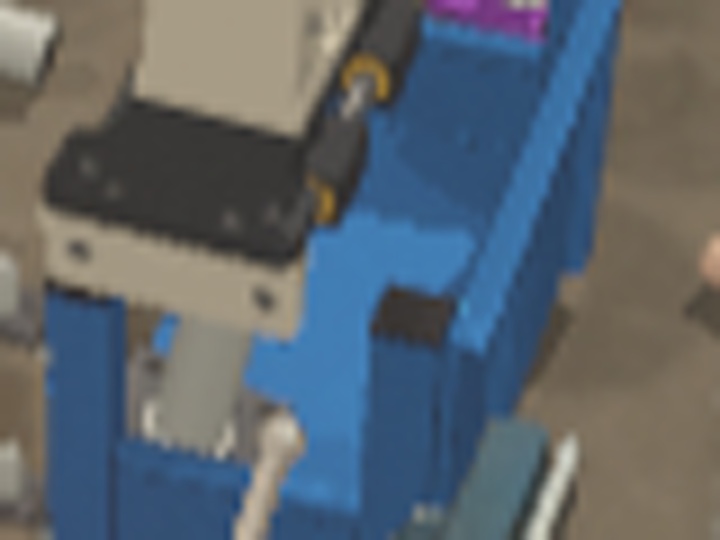

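View pics/x_w.png

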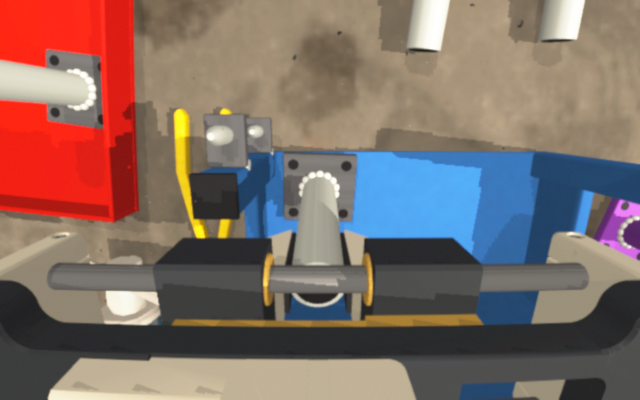

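Emit:
arm_command --pt "-0.1 0 0.1 0 0" --pt "-0.1 0 0.1 0 0" --pt "-0.1 0 0.1 0 0.45" --pt "-0.1 0 0.1 0 0.45" --pt "-0.1 0 0.1 0 0.45" --pt "-0.1 0 0.1 0 0.45"

```text
time: 19.2
tool_pos: [631.3, -116.9, 273.1]
tcp_rot: [-2.94, 1.537, -2.882]
contact_force: [-0.1, 0.2, -1.2]
grip_width: 41.0
```

```bash
python3 - <<'E'
from h import *
p,R,o,g,j=state(); print(tost(g),R[:,0]); s=cap("side"); crop(s,320,190,400,250,9,"y_s"); c=cap("wrist","y_w")
E
```

```text
t 19.2 grip [ 626.1 -118.3  114. ] jaw_yaw 93.3 F [-0.1  0.2 -1.2] w 41.0 j6 -1.92
[[-10.12658123 -71.03371543 113.99226673]] [-0.03275905 -0.00868996 -0.9994255 ]
```

View pics/y_s.png

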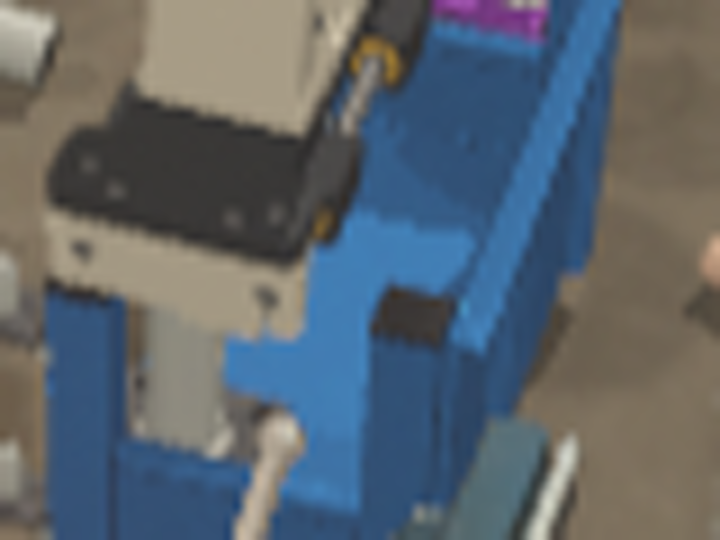

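View pics/y_w.png

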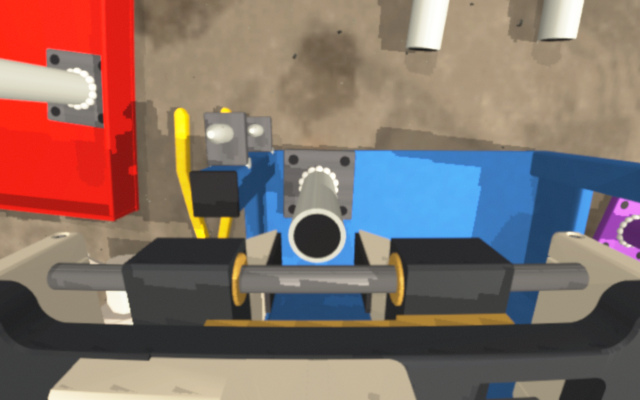

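```bash
python3 - <<'E'
from h import *
c=cap("wrist")
print("plate",tost(onz(c,[[285,152],[355,152],[352,219],[286,218]],20)).round(1)); T=tost(onz(c,[[317,237]],132)); print("top",T.round(1))
plan(st(T[0,0],T[0,1],112),93.4)
E
```

```text
plate [[-58.5 -95.7  20. ]
 [-58.5 -41.3  20. ]
 [ -4.  -42.2  20. ]
 [ -4.8 -96.3  20. ]]
top [[-31.3 -69.9 132. ]]
t 19.4 grip [ 626.3 -118.3  114.3] jaw_yaw 93.3 F [ 0.4  0.5 -0.9] w 41.1 j6 -1.92
row [0.30, 0.11, -2.13, -0.1]
```

Emit:
arm_command --pt "0.3 0.1 -1.2 0 0.45" --pt "0.3 0.1 -2.1 0 0.45" --pt "0.3 0.1 -2.1 0 0" --pt "0.3 0.1 -2.1 0 0" --pt "0.3 0.1 -2.1 0 0" --pt "0.3 0.1 -2.1 0 0" --pt "-0.2 0.1 -2.1 0 0" --pt "-0.3 0.1 -2.1 0 0"

```text
time: 20.15
tool_pos: [610.4, -117.0, 277.1]
tcp_rot: [-2.947, 1.537, -2.89]
contact_force: [-0.1, 0.5, -3.0]
grip_width: 25.0
```

```bash
python3 - <<'E'
from h import *
p,R,o,g,j=state(); print(tost(g)); plan(st(29,-70,118),93.4); plan(st(33.5,-70,118),93.4)
E
```

```text
t 20.1 grip [ 605.1 -118.3  118. ] jaw_yaw 93.3 F [-0.1  0.5 -3. ] w 25.0 j6 -1.93
[[-31.06833694 -69.78679872 118.01925742]]
t 20.1 grip [ 605.1 -118.3  118. ] jaw_yaw 93.3 F [-0.1  0.5 -3. ] w 25.0 j6 -1.93
row [-0.20, -0.01, 6.00, -0.1]
t 20.1 grip [ 605.1 -118.3  118. ] jaw_yaw 93.3 F [-0.1  0.5 -3. ] w 25.0 j6 -1.93
row [-0.21, -0.01, 6.45, -0.1]
```

Emit:
arm_command --pt "-0.2 0 1.5 0 0" --pt "-0.2 0 3 0 0" --pt "-0.2 0 4.5 0 0" --pt "-0.2 0 5.5 0 0" --pt "-0.2 0 6.0 0 0" --pt "-0.2 0 6.3 0 0" --pt "-0.2 0 6.4 0 0" --pt "-0.2 0 6.4 0 0"

```text
time: 20.95
tool_pos: [674.0, -113.3, 276.9]
tcp_rot: [-2.953, 1.536, -2.896]
contact_force: [-0.3, 0.4, -4.1]
grip_width: 24.5
```

```bash
python3 - <<'E'
from h import *
p,R,o,g,j=state(); print(tost(g)); plan(st(33,-70,111),93.4)
E
```

```text
t 20.9 grip [ 668.7 -114.7  117.8] jaw_yaw 93.3 F [-0.3  0.4 -4.1] w 24.5 j6 -1.90
[[ 32.63006841 -69.92040033 117.77354559]]
t 20.9 grip [ 668.7 -114.7  117.8] jaw_yaw 93.3 F [-0.3  0.4 -4.1] w 24.5 j6 -1.90
row [0.68, -0.00, 0.06, -0.1]
```

Emit:
arm_command --pt "0.3 0 0 0 0" --pt "0.55 0 0 0 0" --pt "0.6 0 0.2 0 0" --pt "0.6 0 0.4 0 0" --pt "0.6 0 0.6 0 0"

```text
time: 21.45
tool_pos: [679.2, -113.6, 271.9]
tcp_rot: [-2.936, 1.534, -2.879]
contact_force: [-7.7, -2.6, 8.5]
grip_width: 24.4
```

```bash
python3 - <<'E'
from h import *
p,R,o,g,j=state(); print(tost(g)); s=cap("side"); crop(s,320,180,400,250,9,"z_s")
E
```

```text
t 21.4 grip [ 673.5 -115.1  112.8] jaw_yaw 93.3 F [-7.7 -2.6  8.5] w 24.4 j6 -1.89
[[ 37.34863768 -70.68258373 112.81389152]]
```

View pics/z_s.png

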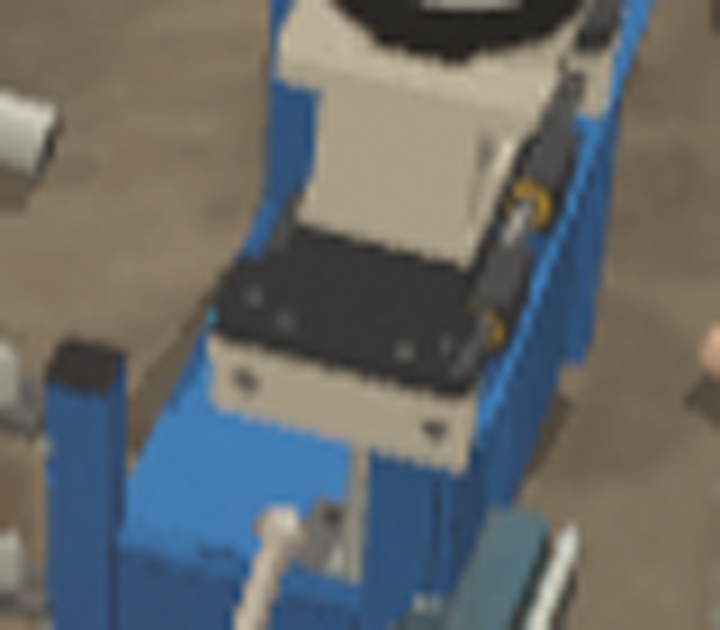

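Emit:
arm_command --pt "0 0 0 0 0.45" --pt "0 0 0 0 0.45" --pt "0 0 0 0 0.45" --pt "0 0 0 0 0.45" --pt "-3 0 0 0 0.45" --pt "-6 0 -1 0 0.45" --pt "-8 0 -5 0 0.45" --pt "-10 0 -8 0 0.6" --pt "-10 0 -8 0 0.6"

```text
time: 22.4
tool_pos: [601.4, -117.2, 378.9]
tcp_rot: [-2.836, 1.539, -2.78]
contact_force: [1.1, -0.0, 0.1]
grip_width: 52.4
```

```bash
python3 - <<'E'
from h import *
p,R,o,g,j=state(); print(tost(g)); c=cap("wrist"); cv2.imwrite("pics/aa_w.png",c["frame"]); s=cap("side"); crop(s,320,180,400,250,9,"aa_s")
print(proj(c,[st(60,-70,12),st(60,-40,12),st(60,-100,12)]))
E
```

```text
t 22.4 grip [ 596.6 -119.   219.8] jaw_yaw 93.3 F [ 1.1 -0.   0.1] w 52.4 j6 -1.94
[[-39.65099243 -70.0191594  219.80769352]]
[[318.21780763 262.15617316]
 [342.02281722 262.19279488]
 [294.44599567 262.08374052]]
```

View pics/aa_w.png

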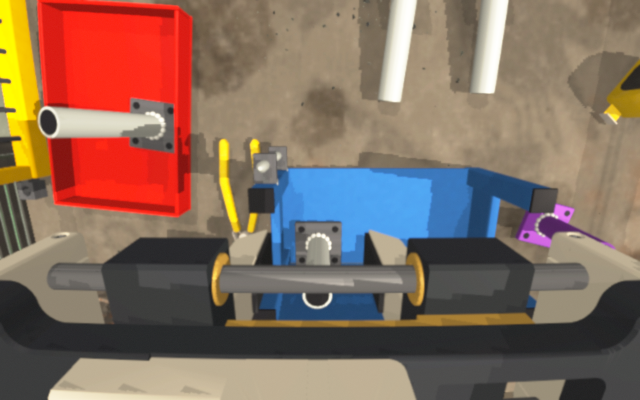

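View pics/aa_s.png

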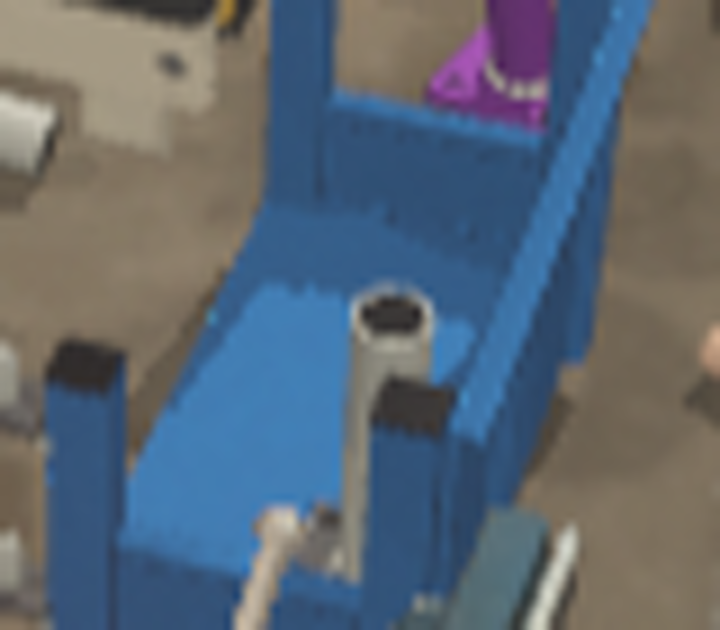

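```bash
python3 - <<'E'
from h import *
p,R,o,g,j=state();c=cap("wrist"); crop(c,270,180,370,320,5,"ab")
print(tost(onz(c,[[296,222],[342,222]],20)).round(1), tost(onz(c,[[318,297]],132)).round(1))
E
```

```text
t 22.5 grip [ 598.  -118.8  216.7] jaw_yaw 93.3 F [ 0.2 -1.1  0.1] w 54.7 j6 -1.93
[[  4.  -95.6  20. ]
 [  4.  -41.4  20. ]] [[ 33.8 -69.  132. ]]
```

View pics/ab.png

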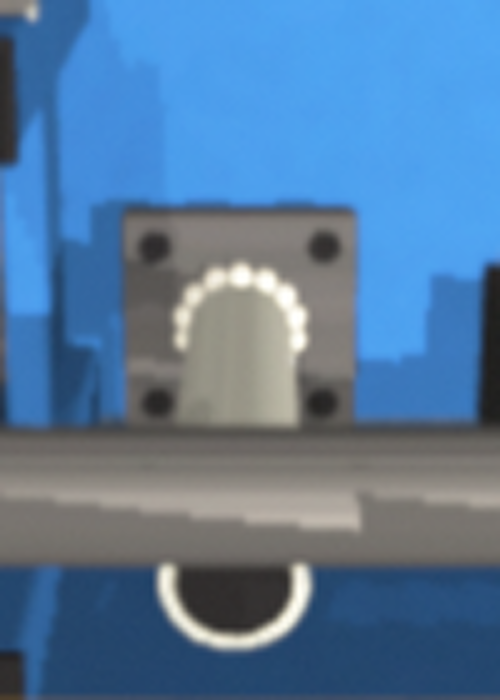

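```bash
python3 - <<'E'
from h import *
c=cap("wrist"); print(onz(c,[[390,100],[402,0],[483,92],[494,0]],25).round(1))
plan([470,-49,170],87)
E
```

```text
[[498.6 -48.   25. ]
 [401.9 -46.   25. ]
 [483.6  50.1  25. ]
 [394.2  47.1  25. ]]
t 22.6 grip [ 598.  -118.6  215. ] jaw_yaw 93.3 F [-0.8  0.2 -0.8] w 54.7 j6 -1.93
row [4.88, 7.72, -12.21, 6.3]
```

Emit:
arm_command --pt "0 0 -4 0 0.8" --pt "0 2 -8 3 0.8" --pt "2 5 -12 6 0.8" --pt "4.8 7.7 -12.2 6.3 0.8" --pt "4.8 7.7 -12.2 6.3 0.8" --pt "4.8 7.7 -12.2 6.3 0.8"

```text
time: 23.2
tool_pos: [476.6, -47.3, 329.1]
tcp_rot: [-2.848, 1.533, -2.898]
contact_force: [0.1, 0.1, 1.1]
grip_width: 73.3
```

```bash
python3 - <<'E'
from h import *
p,R,o,g,j=state(); c=cap("wrist","ac"); 
E
```

```text
t 23.2 grip [470.7 -48.8 170. ] jaw_yaw 87.1 F [0.1 0.1 1.1] w 73.3 j6 -1.76
```

View pics/ac.png

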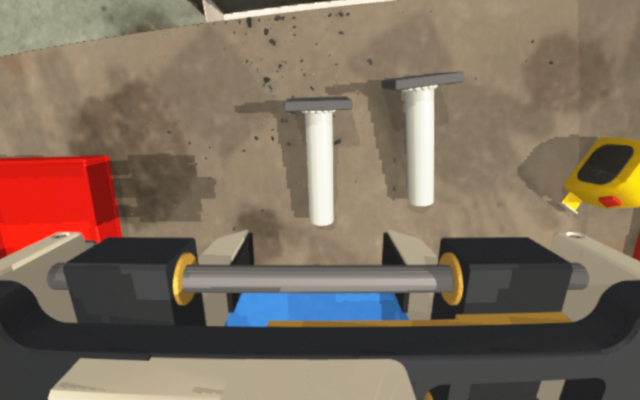

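```bash
python3 - <<'E'
from h import *
c=cap("wrist"); T=onz(c,[[322,223]],25)[0]; W=onz(c,[[319,114]],40)[0]; print(T,W); d=T-W; L=np.linalg.norm(d); a=np.degrees(np.arctan2(d[1],d[0])); print(L,a)
t=T-30*d/L; plan([t[0],t[1],22.5],a+90)
E
```

```text
[497.68053058 -46.70326032  25.        ] [392.92056985 -44.42359027  40.        ]
105.85294642498542 -1.2466104476934021
t 23.3 grip [471.6 -49.8 171. ] jaw_yaw 87.0 F [ 0.1 -0.5 -0.4] w 73.7 j6 -1.76
row [14.85, 0.52, 0.12, -1.7]
```

Emit:
arm_command --pt "4 0.3 0.1 -1.5 0.6" --pt "8 0.3 0.1 -1.5 0.6" --pt "12 0.3 0.1 -1.5 0.6" --pt "14 0.3 0.1 -1.5 0.6" --pt "14.8 0.3 0.1 -1.5 0.6" --pt "14.8 0.3 0.1 -1.5 0.6" --pt "14.8 0.3 0.1 -1.5 0" --pt "14.8 0.3 0.1 -1.5 0" --pt "14.8 0.3 0.1 -1.5 0" --pt "14.8 0.3 0.1 -1.5 0"

```text
time: 24.3
tool_pos: [473.4, -46.7, 182.8]
tcp_rot: [-2.816, 1.536, -2.842]
contact_force: [-0.3, 0.3, -0.4]
grip_width: 27.9
```

Emit:
arm_command --pt "0 0 0 0 0" --pt "0 0 0 0 0" --pt "-1 0 0 0 0" --pt "-4 0 0 0 0" --pt "-8 0 0 0 0" --pt "-12 0 0 0 0" --pt "-16 0 0 0 0" --pt "-16 0 0 0 0"

```text
time: 25.1
tool_pos: [479.7, -45.2, 348.3]
tcp_rot: [-2.595, 1.545, -2.621]
contact_force: [0.7, -0.9, -4.0]
grip_width: 24.4
```

```bash
python3 - <<'E'
from h import *
p,R,o,g,j=state(); c=cap("wrist","ad"); s=cap("side"); crop(s,260,110,380,230,6,"ad_s"); plan(st(15,0,190),93.4)
E
```

```text
t 25.1 grip [476.2 -47.3 189.2] jaw_yaw 88.5 F [ 0.7 -0.9 -4. ] w 24.4 j6 -1.78
t 25.2 grip [473.4 -46.7 184.3] jaw_yaw 88.5 F [-0.4  0.6 -4.2] w 24.5 j6 -1.78
row [-1.11, 0.52, 17.32, -4.9]
```

View pics/ad_s.png

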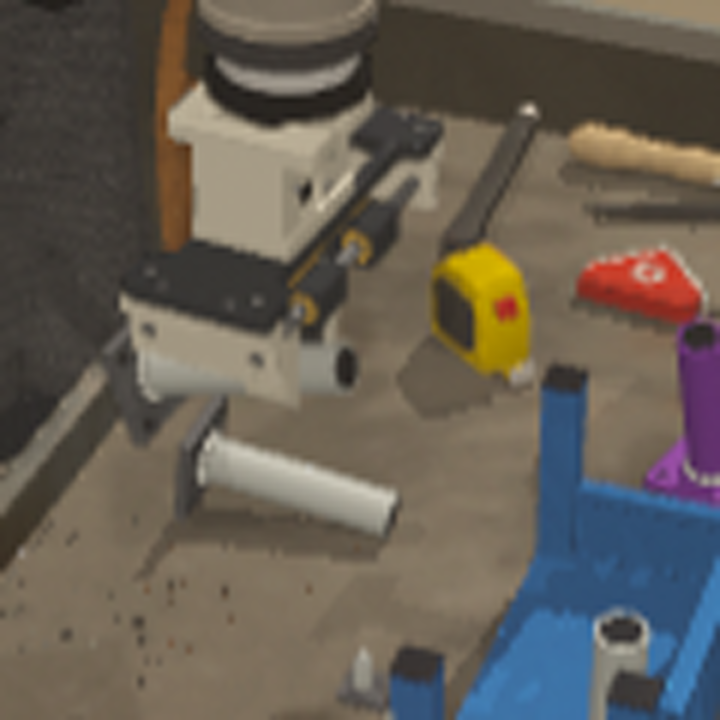

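Emit:
arm_command --pt "-1 0.2 5 -2 0" --pt "-1 0.4 10 -4 0" --pt "-1 0.5 15 -4.9 0" --pt "-1 0.5 17.3 -4.9 0" --pt "-1 0.5 17.3 -4.9 0"

```text
time: 25.7
tool_pos: [653.6, -44.4, 343.9]
tcp_rot: [-2.934, 1.534, -2.874]
contact_force: [0.1, 0.2, -3.9]
grip_width: 24.0
```

```bash
python3 - <<'E'
from h import *
p,R,o,g,j=state(); print(tost(g)); s=cap("side"); crop(s,290,140,410,260,6,"ae_s")
E
```

```text
t 25.7 grip [648.  -46.  184.8] jaw_yaw 93.4 F [ 0.1  0.2 -3.9] w 24.0 j6 -1.81
[[ 1.59833905e+01 -1.05834239e-01  1.84758267e+02]]
```

View pics/ae_s.png

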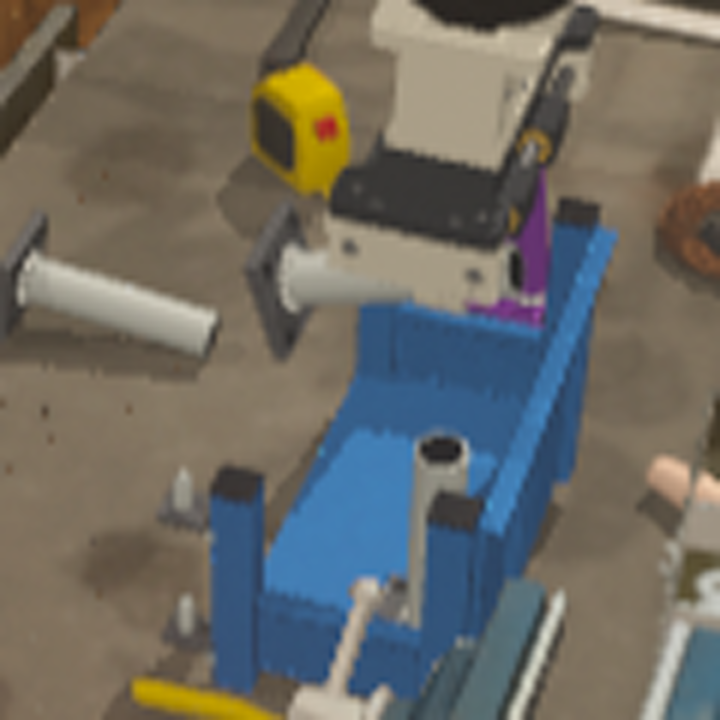

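Emit:
arm_command --pt "-4 0 0 0 0" --pt "0 0 0 0 0" --pt "-4 0 0 0 0" --pt "0 0 0 0 0" --pt "-4 0 0 0 0" --pt "0 0 0 0 0" --pt "-4 0 0 0 0" --pt "0 0 0 0 0" --pt "0 0 0 0 0"

```text
time: 26.65
tool_pos: [649.7, -44.2, 339.0]
tcp_rot: [-3.047, 1.522, -2.987]
contact_force: [-0.7, 0.9, -4.8]
grip_width: 23.9
```

```bash
python3 - <<'E'
from h import *
p,R,o,g,j=state(); print(tost(g)); s=cap("side"); crop(s,290,140,410,260,6,"af_s")
E
```

```text
t 26.6 grip [642.  -45.4 180. ] jaw_yaw 93.4 F [-0.7  0.9 -4.8] w 23.9 j6 -1.81
[[ 10.11633405   0.83131912 180.03138514]]
```

View pics/af_s.png

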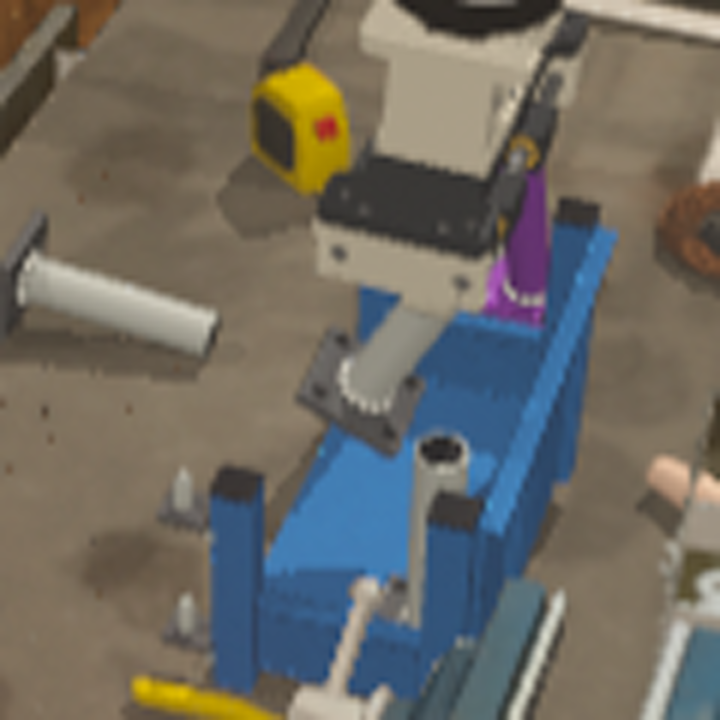

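Emit:
arm_command --pt "-5 0 0 0 0" --pt "0 0 0 0 0" --pt "-5 0 0 0 0" --pt "0 0 0 0 0" --pt "-5 0 0 0 0" --pt "0 0 0 0 0" --pt "-5 0 0 0 0" --pt "0 0 0 0 0" --pt "-1 0 0 0 0" --pt "-1 0 0 0 0"

```text
time: 27.7
tool_pos: [650.9, -44.2, 352.6]
tcp_rot: [-3.025, 1.524, -2.965]
contact_force: [1.1, 0.3, -2.6]
grip_width: 24.2
```

```bash
python3 - <<'E'
from h import *
p,R,o,g,j=state(); print(tost(g),R[:,0]); s=cap("side"); crop(s,290,140,410,260,6,"ag_s")
E
```

```text
t 27.7 grip [643.6 -45.5 193.6] jaw_yaw 93.4 F [ 1.1  0.3 -2.6] w 24.2 j6 -1.81
[[ 11.66668492   0.57354928 193.61092585]] [-0.04561649 -0.00812125 -0.99892601]
```

View pics/ag_s.png

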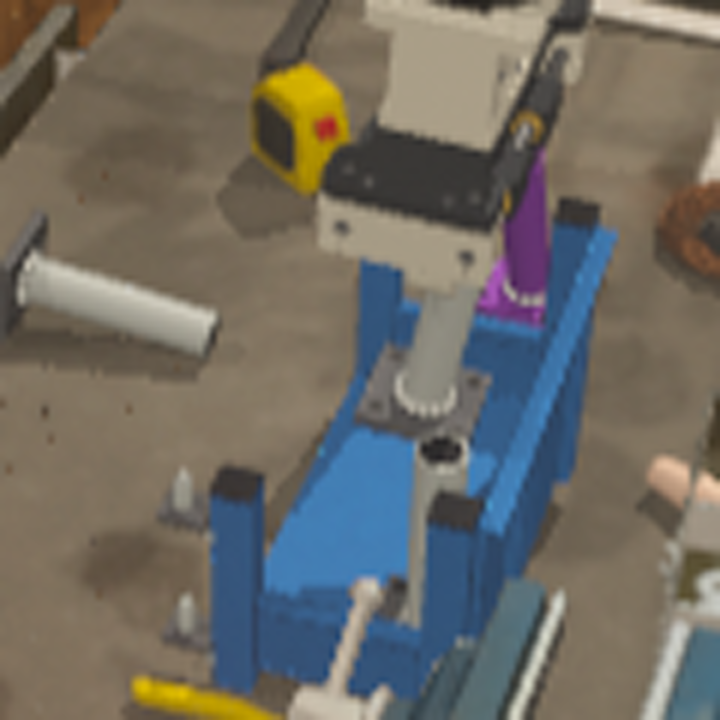

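```bash
python3 - <<'E'
from h import *
plan(st(12,0,116),93.4);plan(st(44,0,116),93.4);plan(st(44,0,106),93.4)
E
```

```text
t 27.8 grip [644.4 -45.7 194.4] jaw_yaw 93.4 F [ 0.9 -0.2 -3.1] w 24.2 j6 -1.81
row [7.83, 0.01, 0.29, 0.0]
t 27.8 grip [644.4 -45.7 194.4] jaw_yaw 93.4 F [ 0.9 -0.2 -3.1] w 24.2 j6 -1.81
row [7.69, 0.01, 3.49, 0.0]
t 27.8 grip [644.4 -45.7 194.4] jaw_yaw 93.4 F [ 0.9 -0.2 -3.1] w 24.2 j6 -1.81
row [8.69, 0.01, 3.53, 0.0]
```

Emit:
arm_command --pt "4 0 0.2 0 0" --pt "7 0 0.3 0 0" --pt "7.7 0 0.3 0 0" --pt "7.7 0 1.2 0 0" --pt "7.7 0 2.2 0 0" --pt "7.7 0 2.8 0 0" --pt "7.7 0 3.2 0 0" --pt "7.7 0 3.5 0 0" --pt "7.7 0 3.5 0 0"

```text
time: 28.65
tool_pos: [679.9, -43.1, 276.9]
tcp_rot: [-3.048, 1.514, -2.988]
contact_force: [-26.1, -0.8, 10.9]
grip_width: 24.6
```

```bash
python3 - <<'E'
from h import *
p,R,o,g,j=state(); print(tost(g),R[:,0]); s=cap("side"); crop(s,300,150,400,250,7,"ah_s"); plan(st(42,0,108),93.4)
E
```

```text
t 28.6 grip [671.1 -44.4 118. ] jaw_yaw 93.4 F [-26.1  -0.8  10.9] w 24.6 j6 -1.80
[[3.91297683e+01 5.30499015e-02 1.17957929e+02]] [-0.05564282 -0.00861666 -0.99841356]
t 28.7 grip [671.1 -44.4 118. ] jaw_yaw 93.4 F [-25.3  -0.6  10.3] w 24.7 j6 -1.80
row [0.98, 0.00, 0.34, 0.0]
```

View pics/ah_s.png

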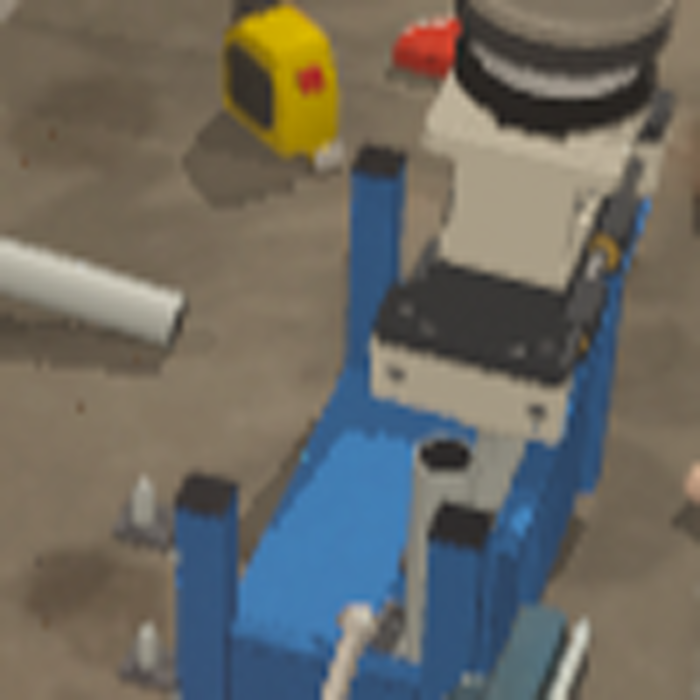

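Emit:
arm_command --pt "0 0 -0.3 0 0" --pt "0 0 -0.3 0 0" --pt "0 0 -0.3 0 0.45" --pt "0 0 -0.3 0 0.45" --pt "0 0 -0.3 0 0.45" --pt "0 0 -0.3 0 0.45"

```text
time: 29.3
tool_pos: [677.1, -43.2, 277.3]
tcp_rot: [-3.043, 1.515, -2.984]
contact_force: [0.4, -0.7, -0.0]
grip_width: 41.0
```

```bash
python3 - <<'E'
from h import *
p,R,o,g,j=state(); print(tost(g),R[:,0]); s=cap("side"); crop(s,300,150,400,250,7,"ai_s"); c=cap("wrist","ai")
E
```

```text
t 29.3 grip [668.4 -44.6 118.4] jaw_yaw 93.4 F [ 0.4 -0.7 -0. ] w 41.0 j6 -1.80
[[3.64738759e+01 1.25897430e-02 1.18359096e+02]] [-0.05461653 -0.008701   -0.99846949]
```

View pics/ai_s.png

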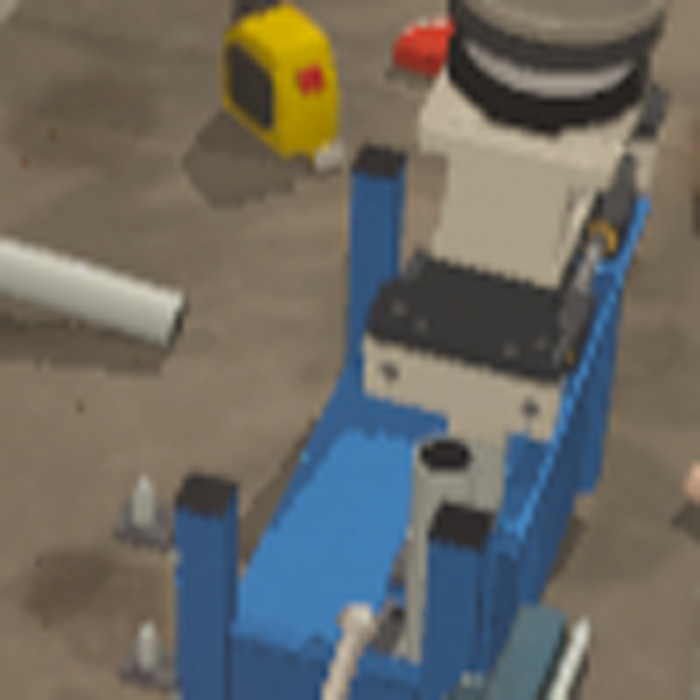

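View pics/ai.png

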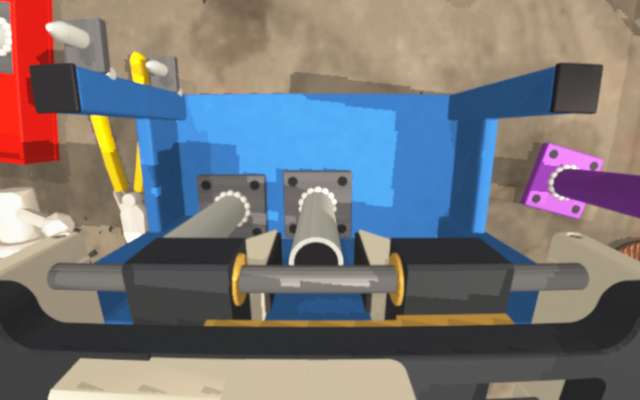

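```bash
python3 - <<'E'
from h import *
c=cap("wrist"); print(tost(onz(c,[[198,176],[266,176],[284,171],[351,172]],20)).round(1)); T=tost(onz(c,[[317,253]],132));print(T)
plan(st(T[0,0],T[0,1],112),93.4)
E
```

```text
[[  5.3 -96.5  20. ]
 [  5.3 -40.9  20. ]
 [  1.2 -26.2  20. ]
 [  1.9  27.7  20. ]]
[[ 24.72296537   1.0747678  132.        ]]
t 29.4 grip [668.2 -44.6 118.1] jaw_yaw 93.4 F [-0.1  0.7  0.3] w 41.5 j6 -1.80
row [0.68, 0.11, -1.12, 0.0]
```

Emit:
arm_command --pt "0.6 0 -0.7 0 0.45" --pt "0.6 0 -0.7 0 0.45" --pt "0.6 0 -0.7 0 0" --pt "0.6 0 -0.7 0 0" --pt "0.6 0 -0.7 0 0" --pt "0.6 0 -0.7 0 0" --pt "0.55 0 -0.4 0 0" --pt "0.55 0 -0.1 0 0" --pt "0.55 0 0.1 0 0"

```text
time: 30.35
tool_pos: [677.1, -43.3, 272.2]
tcp_rot: [-3.053, 1.511, -2.994]
contact_force: [-7.0, 0.2, 9.5]
grip_width: 24.5
```

```bash
python3 - <<'E'
from h import *
p,R,o,g,j=state(); print(tost(g)); c=cap("wrist","aj"); print(tost(onz(c,[[284,171]],20)))
E
```

```text
t 30.4 grip [667.8 -44.7 113.3] jaw_yaw 93.4 F [-7.   0.2  9.5] w 24.5 j6 -1.80
[[ 3.58409286e+01 -1.19823229e-02  1.13312072e+02]]
[[ -0.19296083 -25.71162622  20.        ]]
```

View pics/aj.png

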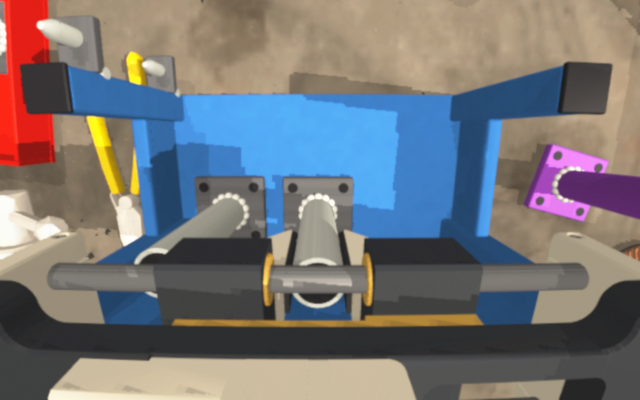

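Emit:
arm_command --pt "0 0 -0.1 0 0" --pt "0 0 -0.1 0 0.45" --pt "0 0 -0.1 0 0.45" --pt "0 0 -0.1 0 0.45" --pt "-3 0 -0.3 0 0.45" --pt "-7 0 -1 0 0.45" --pt "-10 0 -5 0 0.45" --pt "-10 0 -9 0 0.6" --pt "-10 0 -9 0 0.6"

```text
time: 31.3
tool_pos: [589.5, -47.4, 378.1]
tcp_rot: [-3.067, 1.509, -3.008]
contact_force: [0.1, -0.3, -0.7]
grip_width: 52.1
```

```bash
python3 - <<'E'
from h import *
p,R,o,g,j=state(); s=cap("side"); crop(s,300,150,400,250,7,"ak_s"); c=cap("wrist","ak"); plan([455,50,170],91)
E
```

```text
t 31.3 grip [579.7 -48.7 219.2] jaw_yaw 93.4 F [ 0.1 -0.3 -0.7] w 52.1 j6 -1.83
t 31.4 grip [584.2 -49.1 219.2] jaw_yaw 93.4 F [1.  0.2 0.1] w 54.4 j6 -1.83
row [5.56, 10.69, -12.01, 2.4]
```

View pics/ak.png

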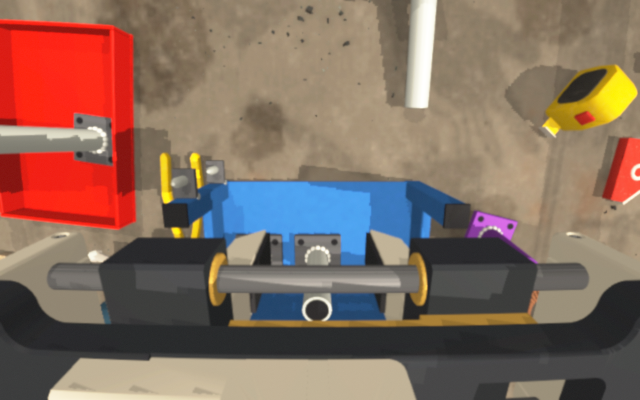

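View pics/ak_s.png

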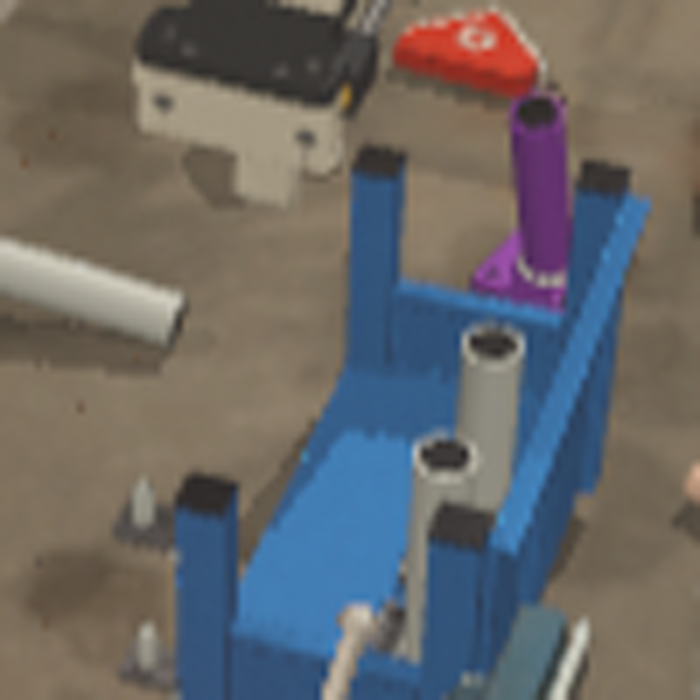

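Emit:
arm_command --pt "0 2 -4 0 0.6" --pt "0 6 -8 1 0.6" --pt "3 10.5 -12 2.4 0.6" --pt "5.5 10.7 -12 2.4 0.6" --pt "5.5 10.7 -12 2.4 0.6" --pt "5.5 10.7 -12 2.4 0.6"

```text
time: 32.0
tool_pos: [465.5, 51.8, 329.4]
tcp_rot: [-3.001, 1.514, -2.982]
contact_force: [0.2, -0.5, -0.2]
grip_width: 54.7
```

```bash
python3 - <<'E'
from h import *
p,R,o,g,j=state(); c=cap("wrist","al")
E
```

```text
t 32.0 grip [456.5  50.4 170.5] jaw_yaw 91.1 F [ 0.2 -0.5 -0.2] w 54.7 j6 -1.63
```

View pics/al.png

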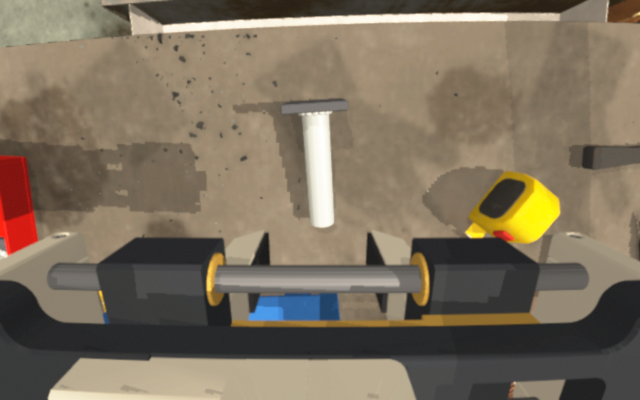

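```bash
python3 - <<'E'
from h import *
c=cap("wrist"); T=onz(c,[[322,224]],25)[0]; W=onz(c,[[316,114]],40)[0]; print(T,W); d=T-W; L=np.linalg.norm(d); a=np.degrees(np.arctan2(d[1],d[0])); print(L,a)
print("tape",onz(c,[[475,195],[470,230]],50))
t=T-30*d/L; plan([t[0],t[1],23.5],a+90)
E
```

```text
[481.51552094  54.89414964  25.        ] [376.07398678  47.21478306  40.        ]
106.77963194120059 4.165529361118111
tape [[443.77945647 192.08829113  50.        ]
 [476.93043384 191.85537953  50.        ]]
t 32.1 grip [457.5  49.6 171.3] jaw_yaw 91.0 F [-0.6 -0.3  0.6] w 54.7 j6 -1.63
row [14.79, 0.44, 0.25, -3.2]
```

Emit:
arm_command --pt "4 0.4 0.2 -3.2 0.6" --pt "8 0.4 0.2 -3.2 0.6" --pt "12 0.4 0.2 -3.2 0.6" --pt "14 0.4 0.2 -3.2 0.6" --pt "14.8 0.4 0.2 -3.2 0.6" --pt "14.8 0.4 0.2 -3.2 0.6" --pt "14.8 0.4 0.2 -3.2 0" --pt "14.8 0.4 0.2 -3.2 0" --pt "14.8 0.4 0.2 -3.2 0" --pt "14.8 0.4 0.2 -3.2 0"

```text
time: 33.1
tool_pos: [460.2, 53.8, 183.1]
tcp_rot: [-3.04, 1.518, -2.967]
contact_force: [-0.1, -0.4, 1.1]
grip_width: 27.8
```

Emit:
arm_command --pt "0 0 0 0 0" --pt "0 0 0 0 0" --pt "-1 0 0 0 0" --pt "-4 0 0 0 0" --pt "-8 0 0 0 0" --pt "-12 0 0 0 0" --pt "-16 0 0 0 0" --pt "-16 0 0 0 0"

```text
time: 33.9
tool_pos: [469.8, 55.4, 348.4]
tcp_rot: [-2.99, 1.528, -2.917]
contact_force: [1.2, -0.5, -4.0]
grip_width: 24.4
```

```bash
python3 - <<'E'
from h import *
p,R,o,g,j=state(); s=cap("side"); crop(s,260,90,380,210,6,"am_s"); plan(st(10,68,190),93.4)
E
```

```text
t 33.9 grip [463.2  53.9 189.3] jaw_yaw 94.2 F [ 1.2 -0.5 -4. ] w 24.4 j6 -1.68
t 34.0 grip [461.6  53.9 186.5] jaw_yaw 94.2 F [-0.   0.1 -4.8] w 24.1 j6 -1.68
row [-1.13, -4.50, 17.31, 0.8]
```

View pics/am_s.png

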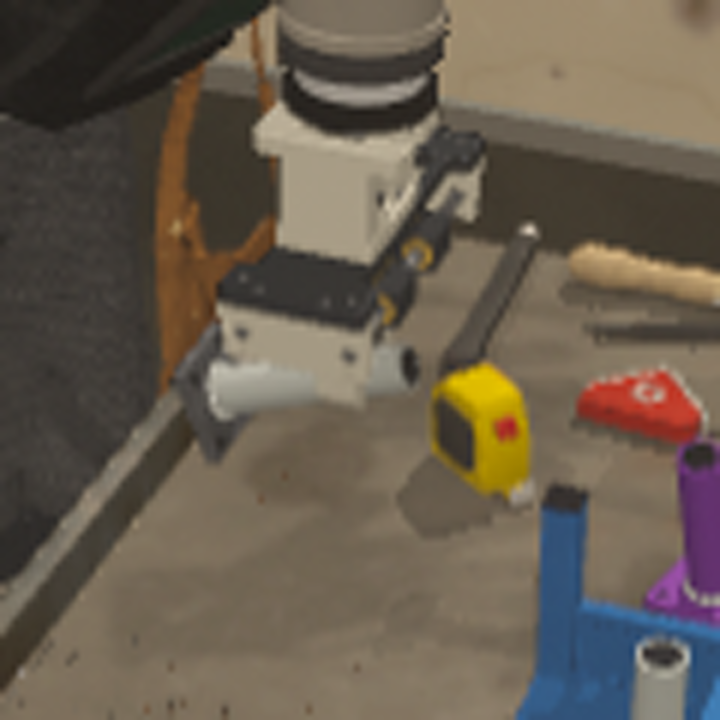

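Emit:
arm_command --pt "-1.5 -1.3 5 0 0" --pt "-1.5 -2.6 10 0 0" --pt "-1.5 -4 15 0.8 0" --pt "-1.5 -4.5 17.3 0.8 0" --pt "-1.5 -4.5 17.3 0.8 0" --pt "-1.5 -4.5 17.3 0.8 0"

```text
time: 34.55
tool_pos: [645.0, 23.2, 349.8]
tcp_rot: [-3.036, 1.519, -2.977]
contact_force: [-0.4, -0.4, -4.2]
grip_width: 24.4
```

Emit:
arm_command --pt "-5 0 0 0 0" --pt "0 0 0 0 0" --pt "-5 0 0 0 0" --pt "0 0 0 0 0" --pt "-5 0 0 0 0" --pt "0 0 0 0 0" --pt "-5 0 0 0 0" --pt "0 0 0 0 0" --pt "-1 0 0 0 0" --pt "-1 0 0 0 0"

```text
time: 35.55
tool_pos: [644.8, 23.6, 360.9]
tcp_rot: [-3.038, 1.518, -2.979]
contact_force: [1.1, 0.0, -2.0]
grip_width: 24.5
```

```bash
python3 - <<'E'
from h import *
p,R,o,g,j=state(); print(tost(g)); s=cap("side"); crop(s,300,120,420,240,6,"an_s")
E
```

```text
t 35.5 grip [636.5  22.2 201.9] jaw_yaw 93.4 F [ 1.1  0.  -2. ] w 24.5 j6 -1.71
[[  8.61105551  68.65988227 201.92806623]]
```

View pics/an_s.png

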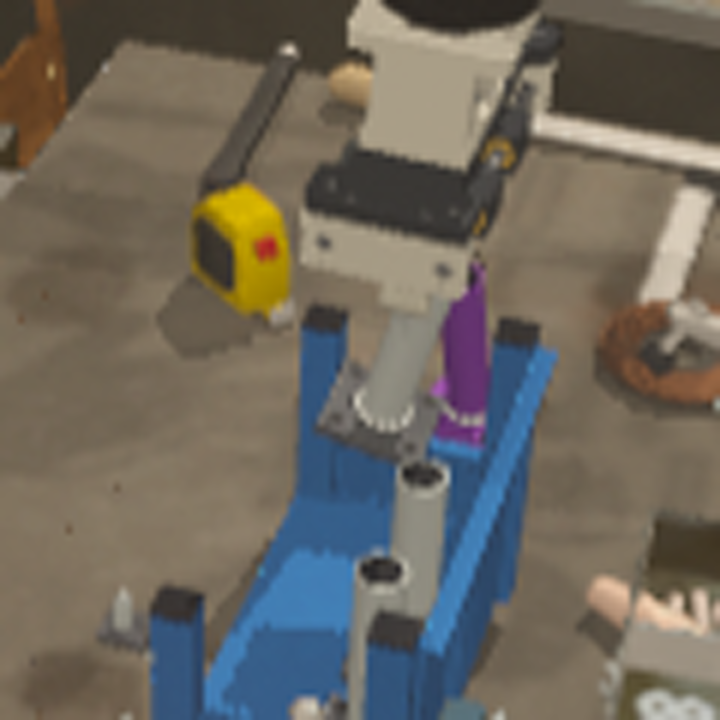

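Emit:
arm_command --pt "-5 0 0 0 0" --pt "0 0 0 0 0" --pt "-5 0 0 0 0" --pt "0 0 0 0 0" --pt "-1 0 0 0 0" --pt "-1 0 0 0 0"

```text
time: 36.2
tool_pos: [646.3, 23.7, 374.9]
tcp_rot: [-2.999, 1.525, -2.94]
contact_force: [0.6, 0.3, -2.6]
grip_width: 24.3
```

```bash
python3 - <<'E'
from h import *
p,R,o,g,j=state(); print(tost(g)); s=cap("side"); crop(s,300,120,420,240,6,"ao_s")
plan(st(12,69,117),93.4);plan(st(43,69,117),93.4)
E
```

```text
t 36.2 grip [639.2  22.2 215.9] jaw_yaw 93.4 F [ 0.6  0.3 -2.6] w 24.3 j6 -1.71
[[ 11.31116468  68.47300429 215.88411695]]
t 36.2 grip [639.9  22.1 216.5] jaw_yaw 93.4 F [ 1.   0.4 -3.3] w 23.9 j6 -1.71
row [9.94, 0.13, 0.42, 0.0]
t 36.2 grip [639.9  22.1 216.5] jaw_yaw 93.4 F [ 1.   0.4 -3.3] w 23.9 j6 -1.71
row [9.81, 0.13, 3.52, 0.0]
```

View pics/ao_s.png

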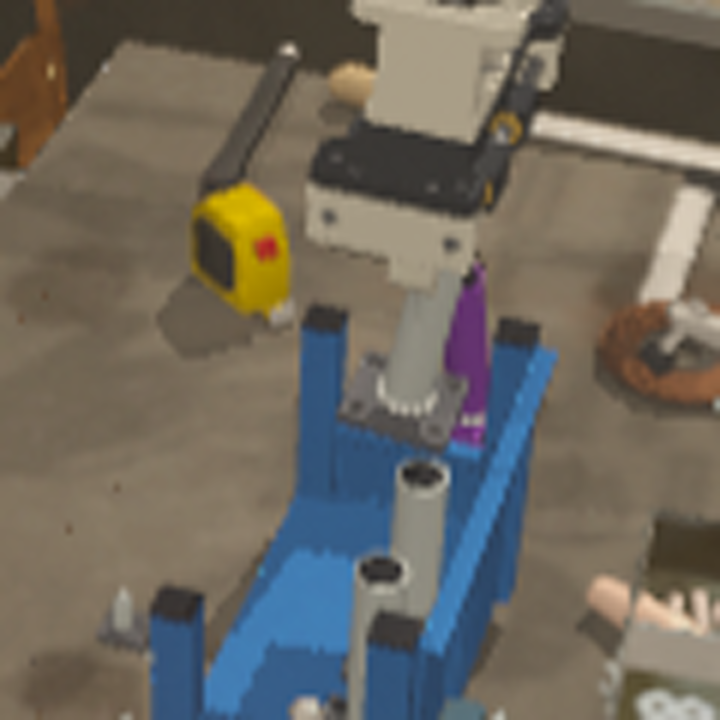

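Emit:
arm_command --pt "4 0.1 0.3 0 0" --pt "8 0.1 0.4 0 0" --pt "9.5 0.1 0.4 0 0" --pt "9.5 0.1 1.3 0 0" --pt "9.5 0.1 2.2 0 0" --pt "9.5 0.1 2.8 0 0" --pt "9.5 0.1 3.2 0 0" --pt "9.5 0.1 3.4 0 0"

```text
time: 37.05
tool_pos: [674.3, 25.5, 281.4]
tcp_rot: [-3.007, 1.517, -2.947]
contact_force: [-26.8, -2.1, 13.0]
grip_width: 24.2
```

```bash
python3 - <<'E'
from h import *
p,R,o,g,j=state(); print(tost(g)); s=cap("side"); crop(s,300,120,420,240,6,"ap_s")
E
```

```text
t 37.0 grip [666.   23.9 122.4] jaw_yaw 93.4 F [-26.8  -2.1  13. ] w 24.2 j6 -1.70
[[ 38.1259282   68.53670246 122.43524701]]
```

View pics/ap_s.png

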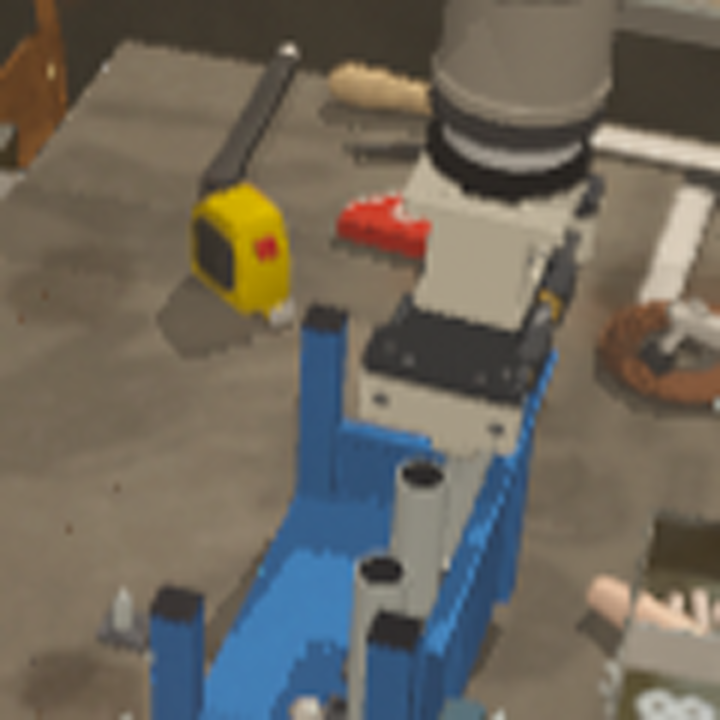

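Emit:
arm_command --pt "0 0 -0.5 0 0" --pt "0.3 0 -0.5 0 0" --pt "0.6 0 -0.5 0 0" --pt "0.6 0 -0.5 0 0"

```text
time: 37.5
tool_pos: [669.5, 25.2, 275.7]
tcp_rot: [-3.001, 1.518, -2.942]
contact_force: [-0.0, 0.2, -3.1]
grip_width: 24.2
```

```bash
python3 - <<'E'
from h import *
p,R,o,g,j=state(); print(tost(g)); c=cap("wrist","aq")
E
```

```text
t 37.5 grip [661.3  23.5 116.8] jaw_yaw 93.4 F [-0.   0.2 -3.1] w 24.2 j6 -1.70
[[ 33.41963732  68.4463254  116.75863463]]
```

View pics/aq.png

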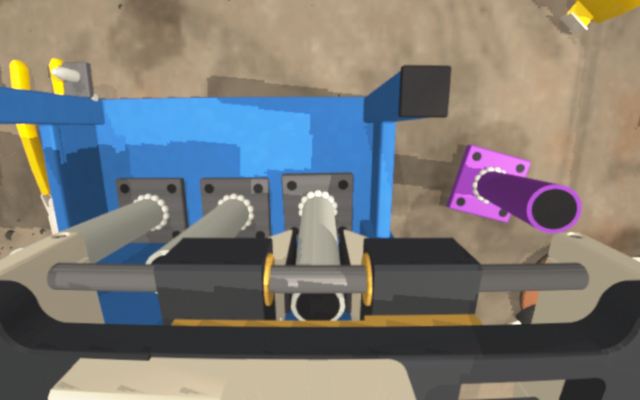

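Emit:
arm_command --pt "0.3 0 0 0 0" --pt "0.6 0 0 0 0" --pt "0.8 0 0 0 0" --pt "0.8 0 0 0 0"

```text
time: 37.95
tool_pos: [670.3, 25.2, 275.0]
tcp_rot: [-2.936, 1.529, -2.876]
contact_force: [-5.8, -0.1, 29.4]
grip_width: 24.1
```

```bash
python3 - <<'E'
from h import *
p,R,o,g,j=state(); print(tost(g))
E
```

```text
t 38.0 grip [663.8  23.4 116. ] jaw_yaw 93.4 F [-5.8 -0.1 29.4] w 24.1 j6 -1.70
[[ 35.95372955  68.19673772 115.98563374]]
```

Floor contact. Ease and push a bit toward the wall, then release.

Emit:
arm_command --pt "-0.2 0 0 0 0" --pt "-0.2 0 0 0 0.45" --pt "-0.2 0 0 0 0.45" --pt "-0.2 0 0 0 0.45" --pt "-0.2 0 0 0 0.45"

```text
time: 38.45
tool_pos: [670.9, 22.3, 277.6]
tcp_rot: [-2.812, 1.528, -2.754]
contact_force: [-1.3, -12.7, 6.4]
grip_width: 41.3
```

```bash
python3 - <<'E'
from h import *
p,R,o,g,j=state(); print(tost(g)); c=cap("wrist","ar"); s=cap("side"); crop(s,300,120,420,240,6,"ar_s")
E
```

```text
t 38.5 grip [664.7  19.8 118.6] jaw_yaw 93.3 F [ -1.3 -12.7   6.4] w 41.3 j6 -1.70
[[ 36.55025759  64.510509   118.55705666]]
```

View pics/ar.png

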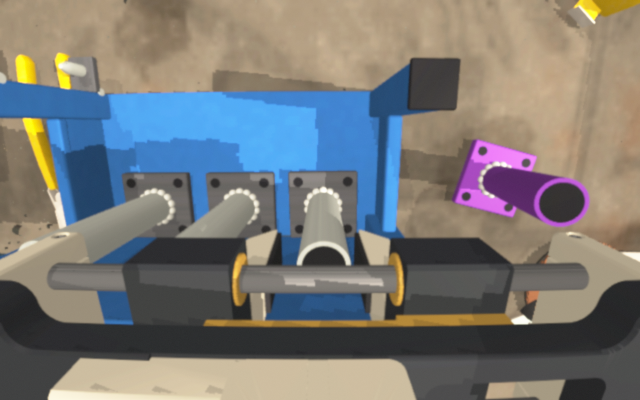

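View pics/ar_s.png

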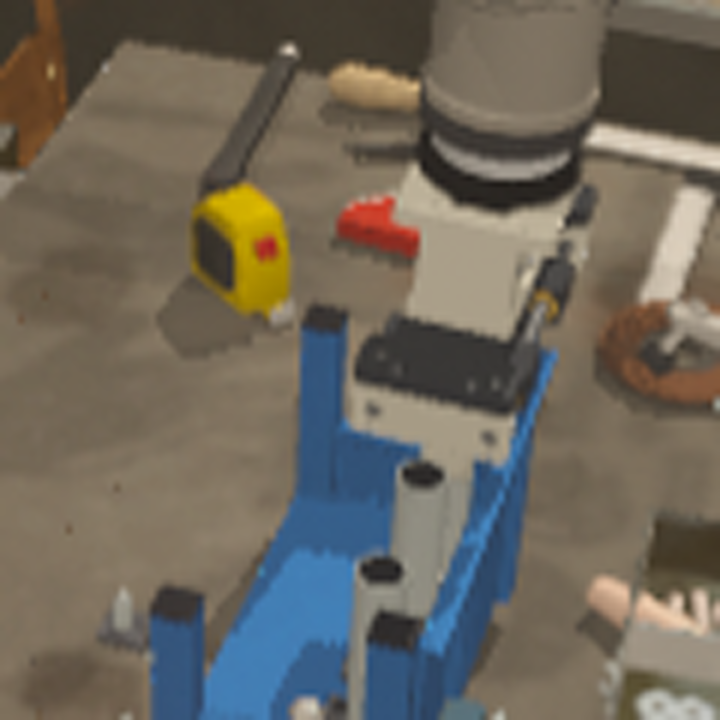

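```bash
python3 - <<'E'
from h import *
c=cap("wrist"); crop(c,110,150,370,260,3,"as"); print(tost(onz(c,[[123,174],[190,173],[207,173],[275,173],[290,171.5],[357,171.5]],20)).round(1)); print(tost(pose()[0]+pose()[1][:,0]*G))
E
```

```text
[[  5.2 -96.7  20. ]
 [  4.6 -39.7  20. ]
 [  4.6 -25.5  20. ]
 [  4.6  30.1  20. ]
 [  3.4  42.2  20. ]
 [  3.3  96.1  20. ]]
[[ 36.55903915  64.44245955 118.5851311 ]]
```

View pics/as.png

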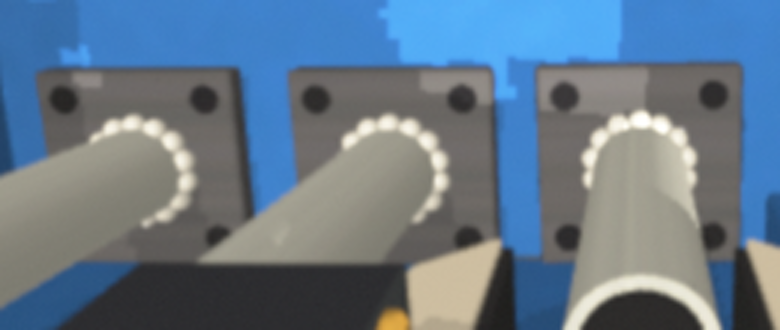

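Emit:
arm_command --pt "0.5 0.2 -0.4 0 0.3" --pt "0.5 0.4 -0.4 0 0.2" --pt "0.5 0.4 -0.4 0 0" --pt "0.5 0.4 -0.4 0 0" --pt "0.5 0.4 -0.2 0 0" --pt "0.5 0.4 0 0 0" --pt "0.5 0.4 0.3 0 0" --pt "0.5 0.4 0.4 0 0"

```text
time: 39.4
tool_pos: [674.0, 26.7, 272.7]
tcp_rot: [-2.853, 1.526, -2.794]
contact_force: [-6.7, 0.3, 4.3]
grip_width: 24.5
```

```bash
python3 - <<'E'
from h import *
p,R,o,g,j=state(); print(tost(g)); c=cap("wrist"); crop(c,110,150,370,260,3,"at")
E
```

```text
t 39.4 grip [667.2  24.3 113.6] jaw_yaw 93.3 F [-6.7  0.3  4.3] w 24.5 j6 -1.69
[[ 39.35379388  68.84820273 113.63033528]]
```

View pics/at.png

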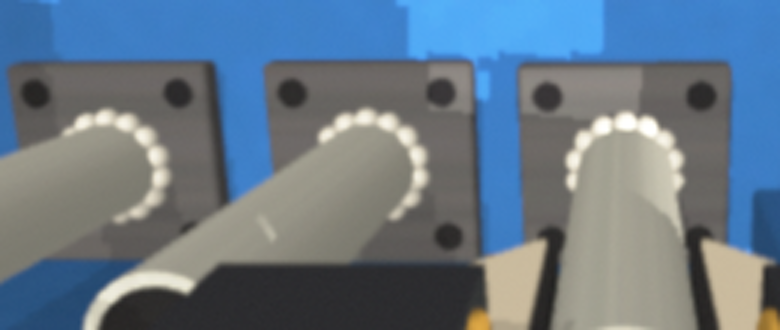

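Emit:
arm_command --pt "0 0 -0.1 0 0" --pt "0 0 -0.1 0 0.33" --pt "0 0 -0.1 0 0.33" --pt "0 0 -0.1 0 0.33" --pt "-2 0 -0.2 0 0.33" --pt "-5 0 -0.4 0 0.33" --pt "-9 0 -2 0 0.33" --pt "-10 0 -6 0 0.4" --pt "-10 0 -9 0 0.4" --pt "-10 0 -9 0 0.4"

```text
time: 40.45
tool_pos: [585.8, 23.2, 377.8]
tcp_rot: [-2.853, 1.525, -2.795]
contact_force: [0.4, -0.0, -1.3]
grip_width: 36.2
```

```bash
python3 - <<'E'
from h import *
p,R,o,g,j=state(); print(tost(g),R); c=cap("wrist","au"); s=cap("side"); crop(s,180,120,420,320,3,"au_s")
E
```

```text
t 40.5 grip [579.1  20.7 218.8] jaw_yaw 93.3 F [ 0.4 -0.  -1.3] w 36.2 j6 -1.71
[[-48.84759712  70.535284   218.77723405]] [[-0.04259081 -0.05829944  0.99739019]
 [-0.0153996   0.99821576  0.0576901 ]
 [-0.99897391 -0.01290234 -0.0434126 ]]
```

View pics/au_s.png

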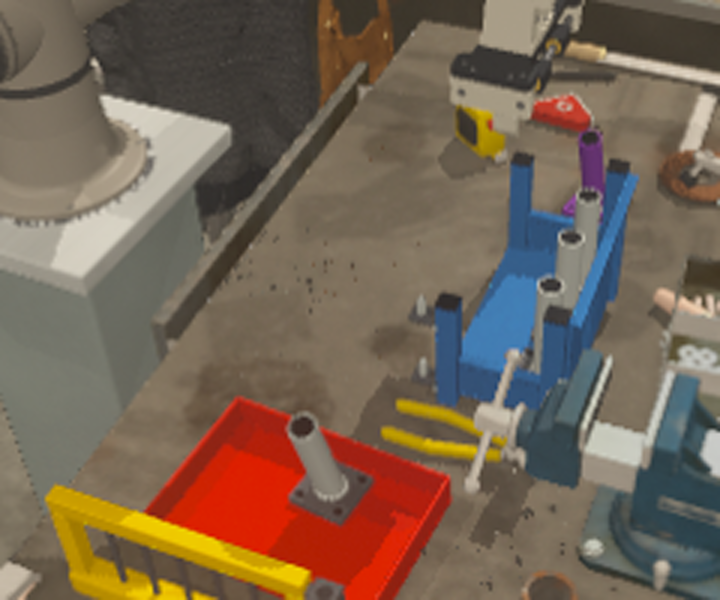

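Emit:
arm_command --pt "-2 -5 0 8.5 0.6" --pt "-3 -10 0 17 0.8" --pt "-4 -15 0 25.5 1" --pt "-4 -20 0 34 1" --pt "-4 -24 0 42.5 1" --pt "-4 -28 0 51 1" --pt "-4 -32 0 59.5 1" --pt "-4 -36 0 68 1" --pt "-4 -36 0 76.5 1" --pt "-4 -36 0 80 1"

```text
time: 41.55
tool_pos: [611.8, -338.2, 420.3]
tcp_rot: [-1.442, 1.528, -2.788]
contact_force: [0.5, 0.4, -0.4]
grip_width: 91.7
```

```bash
python3 - <<'E'
from h import *
plan([500,-440,270],-170+85)
E
```

```text
t 41.5 grip [ 605.3 -340.5  261.3] jaw_yaw 12.9 F [ 0.5  0.4 -0.4] w 91.7 j6 -0.83
row [-0.30, -12.51, 7.35, -82.1]
```

Emit:
arm_command --pt "-0.3 -3 2 8.5 1" --pt "-0.3 -6 4 17 1" --pt "-0.3 -9 6 25.5 1" --pt "-0.3 -12.5 7.3 34 1" --pt "-0.3 -12.5 7.3 42.5 1" --pt "-0.3 -12.5 7.3 51 1" --pt "-0.3 -12.5 7.3 59.5 1" --pt "-0.3 -12.5 7.3 68 1" --pt "-0.3 -12.5 7.3 76.5 1" --pt "-0.3 -12.5 7.3 85 1"

```text
time: 42.55
tool_pos: [507.4, -438.0, 428.3]
tcp_rot: [0.051, 1.528, -2.784]
contact_force: [-0.6, 0.5, -0.6]
grip_width: 91.9
```

Emit:
arm_command --pt "0 0 0 8.5 1" --pt "0 0 0 17 1" --pt "0 0 0 18 1" --pt "0 0 0 18 1"

```text
time: 42.95
tool_pos: [507.9, -438.5, 427.7]
tcp_rot: [0.361, 1.528, -2.785]
contact_force: [1.0, -0.7, -0.6]
grip_width: 91.9
```

```bash
python3 - <<'E'
from h import *
p,R,o,g,j=state(); print(R); c=cap("wrist","av")
E
```

```text
t 43.0 grip [ 501.5 -440.9  268.6] jaw_yaw -90.3 F [ 1.  -0.7 -0.6] w 91.9 j6 0.76
[[-0.04035708 -0.00466586 -0.99917443]
 [-0.01502041 -0.99987327  0.0052758 ]
 [-0.99907242  0.01522093  0.04028188]]
```

View pics/av.png

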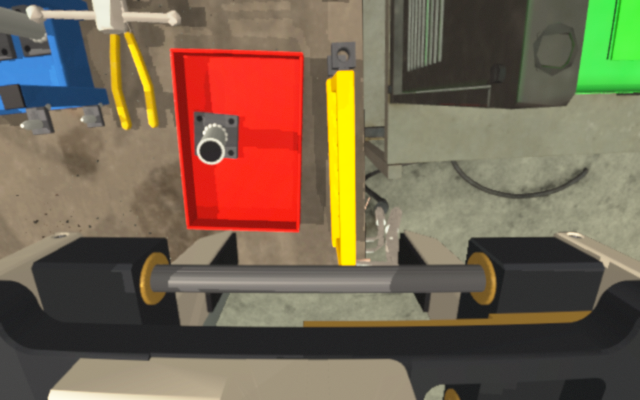

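```bash
python3 - <<'E'
from h import *
c=cap("wrist"); crop(c,315,35,375,280,3,"aw")
E
```

```text
(no output)
```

View pics/aw.png

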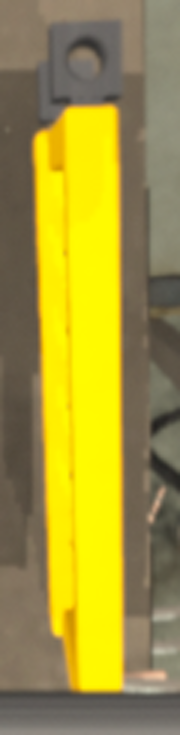

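```bash
cat > gt.py <<'E'
from h import *
c=cap("wrist"); f=lambda l: np.array(l,float)/3+[315,35]
H=onz(c,f([[84,60]]),110)[0]; A=onz(c,f([[92,105],[97,680]]),120); print(H,A)
d=A[1]-A[0]; yaw=np.degrees(np.arctan2(d[1],d[0])); print("gate yaw",yaw); u=d/np.linalg.norm(d)
print("hinge to rail start",(A[0]-H)@u, "lateral", (A[0]-H)@np.array([-u[1],u[0],0]))
for s in (108,120):
  t=H+s*u; print(s,t); plan([t[0],t[1],190],yaw+90)
E
python3 gt.py
```

```text
[ 619.13391911 -465.3841094   110.        ] [[ 605.54047129 -467.0365098   120.        ]
 [ 415.39251994 -473.4095401   120.        ]]
gate yaw -178.08038371812302
hinge to rail start 13.641170311910141 lateral 1.1961285090188873
108 [ 511.19452806 -469.00182394  110.        ]
t 43.1 grip [ 501.2 -440.6  269. ] jaw_yaw -90.3 F [-0.6 -0.8  0. ] w 91.7 j6 0.76
row [7.90, 2.71, -1.33, -2.2]
120 [ 499.20126238 -469.40379223  110.        ]
t 43.1 grip [ 501.2 -440.6  269. ] jaw_yaw -90.3 F [-0.6 -0.8  0. ] w 91.7 j6 0.76
row [7.95, 2.76, -0.14, -2.2]
```

Emit:
arm_command --pt "3 1 -0.5 -2.2 0.6" --pt "7.9 2.75 -1.1 -2.2 0.6" --pt "7.9 2.75 -1.1 -2.2 0.6" --pt "7.9 2.75 -1.1 -2.2 0.6" --pt "7.9 2.75 -1.1 -2.2 0.6"

```text
time: 43.6
tool_pos: [515.6, -466.8, 351.7]
tcp_rot: [0.402, 1.529, -2.707]
contact_force: [0.6, -0.4, 0.3]
grip_width: 57.5
```

```bash
python3 - <<'E'
from h import *
c=cap("wrist","ax"); plan([509,-468.9,111.5],-88.1)
E
```

```text
t 43.6 grip [ 509.7 -469.7  193.1] jaw_yaw -88.1 F [0.2 0.5 0.7] w 55.8 j6 0.71
row [8.15, -0.22, -0.25, 0.0]
```

View pics/ax.png

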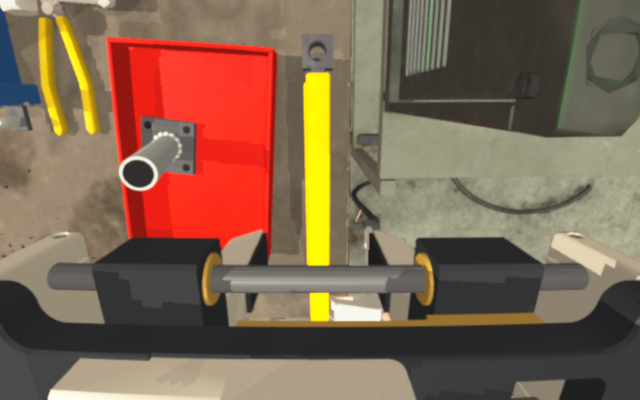

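Emit:
arm_command --pt "3 -0.1 -0.2 0 0.6" --pt "6 -0.1 -0.2 0 0.6" --pt "7.6 -0.1 -0.2 0 0.6" --pt "8.1 -0.1 -0.2 0 0.6" --pt "8.1 -0.1 -0.2 0 0.6" --pt "8.1 -0.1 -0.2 0 0" --pt "8.1 -0.1 -0.2 0 0" --pt "8.1 -0.1 -0.2 0 0" --pt "8.1 -0.1 -0.2 0 0" --pt "8.1 -0.1 -0.2 0 0"

```text
time: 44.65
tool_pos: [514.6, -467.2, 271.4]
tcp_rot: [0.434, 1.529, -2.674]
contact_force: [0.7, -0.5, 1.0]
grip_width: 19.3
```

Emit:
arm_command --pt "0 0 0 0 0" --pt "0 0 0 0 0" --pt "0 0 0 0 0"

```text
time: 44.95
tool_pos: [514.5, -467.2, 271.4]
tcp_rot: [0.432, 1.529, -2.676]
contact_force: [0.6, 0.1, -0.4]
grip_width: 15.9
```

```bash
python3 - <<'E'
from h import *
state(); c=cap("wrist","ay")
E
```

```text
t 45.0 grip [ 508.6 -470.2  112.3] jaw_yaw -88.1 F [ 0.6  0.1 -0.4] w 15.9 j6 0.71
```

View pics/ay.png

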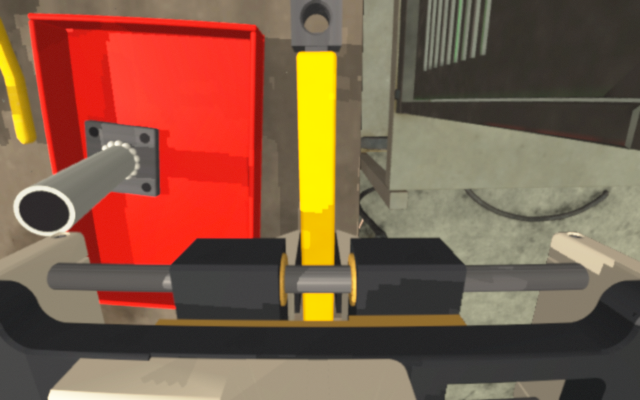

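```bash
cat > hk.py <<'E'
from h import *
import sys
# hole pixel -> tool coords at given tool depth plane
def hk(u,v,xt):
    c=cap("wrist"); T=np.array(c["T_tool_cam"]); K=c["K"]
    q=cv2.undistortPoints(np.array([[[u,v]]],float),K,np.array([c["k1"],0,0,0,0.])).reshape(2)
    d=T[:3,:3]@np.array([q[0],q[1],1]); o=T[:3,3]; return o+d*(xt-o[0])/d[0]
E
python3 - <<'E'
from h import *
c=cap("wrist"); crop(c,270,0,370,80,7,"az")
H=onz(c,[[317,16]],110)[0]; p,R,o,g,j=state(); print(H, R.T@(H-p))
print(proj(c,[[619.1,-465.4,110],[619.3,-466.3,110]]))
E
```

```text
t 45.0 grip [ 508.7 -470.2  112.3] jaw_yaw -88.1 F [ 0.2 -0.2  0.5] w 15.7 j6 0.71
[ 620.47744576 -465.08927883  110.        ] [ 157.26140583   -1.36821302 -111.93420315]
[[317.63921811  19.70690288]
 [319.83677827  19.26693869]]
```

View pics/az.png

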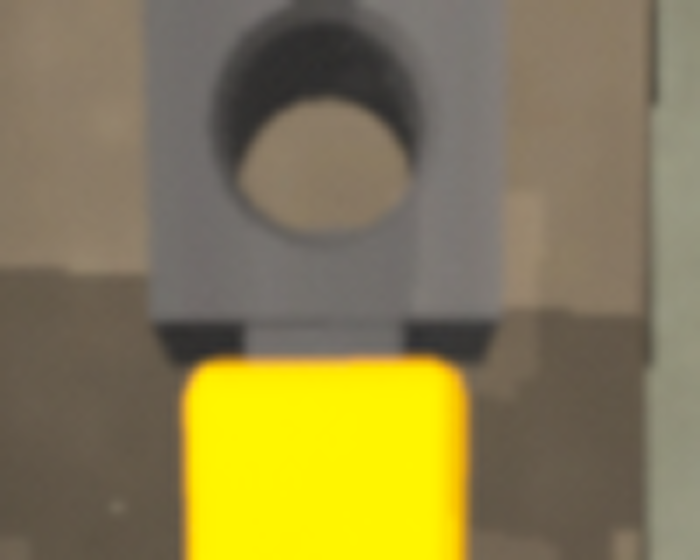

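Emit:
arm_command --pt "-0.5 0 0 0 0" --pt "-1.5 0 0 0 0" --pt "-3 0 0 0 0" --pt "-5 0 0 0 0" --pt "-7 0 0 0 0" --pt "-9 0 0 0 0" --pt "-11 0 0 0 0" --pt "-13 0 0 0 0" --pt "-14 0 0 0 0" --pt "-14.5 0 0 0 0"

```text
time: 46.05
tool_pos: [520.0, -464.4, 417.6]
tcp_rot: [0.472, 1.53, -2.636]
contact_force: [-0.4, -0.1, -4.2]
grip_width: 15.7
```

```bash
python3 - <<'E'
from h import *
c=cap("wrist"); crop(c,270,0,370,80,7,"ba"); p,R,o,g,j=state(); s=cap("side"); crop(s,150,150,350,350,3,"ba_s")
E
```

```text
t 46.1 grip [ 514.2 -467.5  258.4] jaw_yaw -88.1 F [ 0.1 -1.  -3.2] w 15.5 j6 0.71
```

View pics/ba.png

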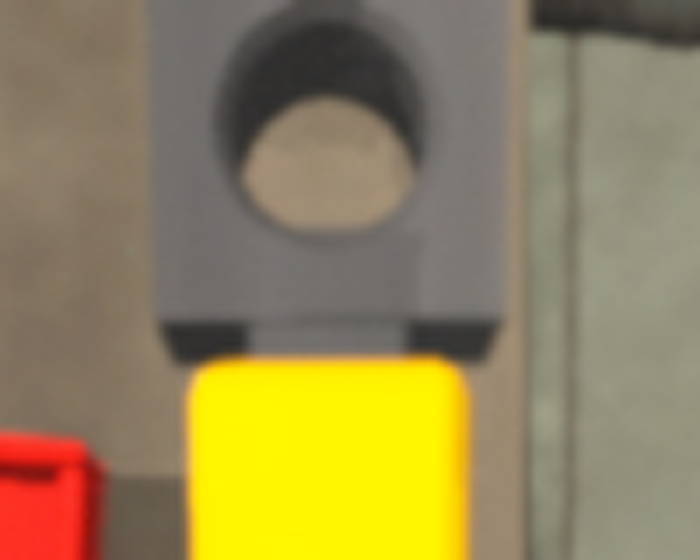

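View pics/ba_s.png

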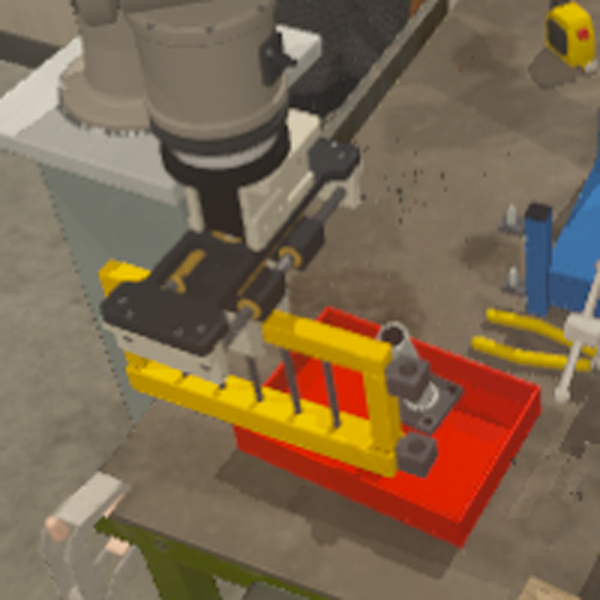

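```bash
cat >> h.py <<'E'
HT=np.array([157.3,-1.9,-111.6]) # hinge at knuckle top in tool coords
def hinge():
    p,R,o=pose(); return p+R@HT
def planh(ht,turn=0):
    p,R,o,g,j=state(); h=p+R@HT; d=np.array(ht,float)-h
    print("hinge",h.round(1),"row [%.2f, %.2f, %.2f]"%tuple(R.T@d/10))
E
python3 - <<'E'
from h import *
from hk import hk
# tool x depth so that hinge matches z=110 at grasp
print(hk(315.8,17.5,157.3), hk(315.8,17.5,156.8))
planh([563.7,-205,255]);planh([563.7,-205,152])
E
```

```text
[ 157.3          -1.87198992 -111.37821406] [ 156.8          -1.86994771 -111.23673152]
t 46.2 grip [ 513.7 -467.2  256. ] jaw_yaw -88.1 F [-0.8  0.6 -4.6] w 15.6 j6 0.71
hinge [ 625.2 -461.6  253.5] row [-0.35, -25.84, 5.30]
t 46.2 grip [ 513.7 -467.2  256. ] jaw_yaw -88.1 F [-0.8  0.6 -4.6] w 15.6 j6 0.71
hinge [ 625.2 -461.6  253.5] row [9.94, -26.01, 4.89]
```

Emit:
arm_command --pt "-0.3 -1 0.2 0 0" --pt "-0.3 -3 0.6 0 0" --pt "-0.3 -6 1.2 0 0" --pt "-0.3 -9 1.8 0 0" --pt "-0.3 -12 2.4 0 0" --pt "-0.3 -15 3 0 0" --pt "-0.3 -18 3.6 0 0" --pt "-0.3 -21 4.2 0 0" --pt "-0.3 -24 4.8 0 0" --pt "-0.3 -25.8 5.3 0 0"

```text
time: 47.25
tool_pos: [457.2, -205.7, 415.7]
tcp_rot: [0.344, 1.528, -2.763]
contact_force: [-0.4, -0.0, -5.1]
grip_width: 16.0
```

```bash
python3 - <<'E'
from h import *
planh([563.7,-205,152]); c=cap("wrist","bb")
E
```

```text
t 47.2 grip [ 450.9 -208.2  256.7] jaw_yaw -88.0 F [-0.4 -0.  -5.1] w 16.0 j6 0.98
hinge [ 562.4 -202.4  254.1] row [10.20, 0.12, -0.53]
```

View pics/bb.png

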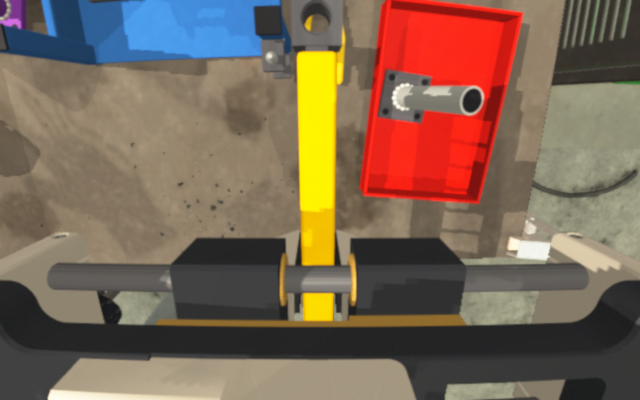

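Emit:
arm_command --pt "1 0 0 0 0" --pt "3 0 -0.1 0 0" --pt "5 0 -0.2 0 0" --pt "7 0.1 -0.3 0 0" --pt "9 0.1 -0.5 0 0" --pt "10.2 0.1 -0.5 0 0" --pt "10.2 0.1 -0.5 0 0" --pt "10.2 0.1 -0.5 0 0"

```text
time: 48.1
tool_pos: [457.5, -206.4, 313.4]
tcp_rot: [0.283, 1.528, -2.823]
contact_force: [0.8, -0.7, -4.3]
grip_width: 15.6
```

```bash
python3 - <<'E'
from h import *
planh([563.7,-205,152]); c=cap("wrist","bc"); crop(c,180,0,380,120,4,"bc1")
E
```

```text
t 48.1 grip [ 450.9 -208.6  154.4] jaw_yaw -88.0 F [ 0.8 -0.7 -4.3] w 15.6 j6 0.99
hinge [ 562.4 -202.7  151.6] row [-0.04, 0.23, -0.12]
```

View pics/bc1.png

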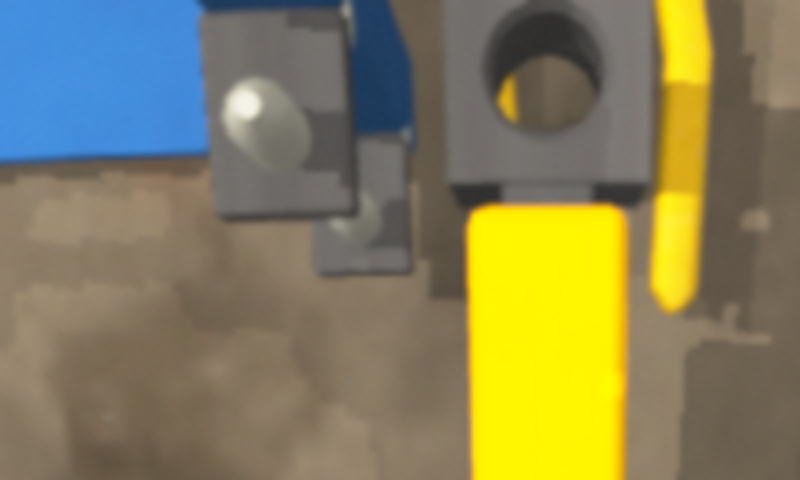

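```bash
python3 - <<'E'
from h import *
c=cap("wrist"); f=lambda l: np.array(l,float)/4+[180,0]
P=onz(c,f([[247,104]]),125)[0]; B=onz(c,f([[283,143]]),108)[0]; print("tip",P,tost(P)); print("base",B,tost(B))
L=onz(c,f([[217,217],[355,213]]),106); print("lug front",tost(L)); print("lower lug",tost(onz(c,f([[320,272],[411,270]]),26)), "low tip", tost(onz(c,f([[348,212]]),45)))
H=onz(c,f([[543,72]]),152)[0]; print("hole",H,hinge())
E
```

```text
tip [ 563.98664258 -166.33765336  125.        ] [[ -74.98298693 -115.29362093  125.        ]]
base [ 562.74392449 -167.41726087  108.        ] [[ -76.28754523 -116.29762705  108.        ]]
lug front [[ -85.15296643 -105.83133036  106.        ]
 [ -85.22960276 -125.35594955  106.        ]]
lower lug [[ -84.77590616 -106.89273496   26.        ]
 [ -84.91023383 -125.47190761   26.        ]] low tip [[ -76.33712732 -115.98519549   45.        ]]
hole [ 562.40373344 -202.91066336  152.        ] [ 562.88613517 -202.93227533  152.67054622]
```

```bash
python3 - <<'E'
from h import *
p,R,o,g,j=state(); print(R.T@np.array([1.5,36.4,0])/10)
E
```

```text
t 48.2 grip [ 451.4 -208.8  155.2] jaw_yaw -88.0 F [-0.4 -0.4 -4.8] w 15.7 j6 0.99
[-0.05915399 -3.63203662 -0.27732796]
```

Emit:
arm_command --pt "0 -0.7 -0.05 0 0" --pt "0 -1.4 -0.1 0 0" --pt "0 -2.1 -0.15 0 0" --pt "-0.05 -2.8 -0.2 0 0" --pt "-0.05 -3.4 -0.25 0 0" --pt "-0.05 -3.63 -0.28 0 0" --pt "-0.05 -3.63 -0.28 0 0" --pt "-0.05 -3.63 -0.28 0 0"

```text
time: 49.0
tool_pos: [459.3, -170.1, 314.2]
tcp_rot: [0.327, 1.529, -2.779]
contact_force: [-0.4, -0.0, -4.3]
grip_width: 15.6
```

```bash
python3 - <<'E'
from h import *
p,R,o,g,j=state(); print(hinge()); c=cap("wrist","bd"); crop(c,260,0,380,80,6,"bd1"); s=cap("side"); crop(s,260,170,360,270,7,"bd_s")
E
```

```text
t 49.0 grip [ 453.1 -172.5  155.2] jaw_yaw -88.0 F [-0.4 -0.  -4.3] w 15.6 j6 1.05
[ 564.50626152 -166.60782106  152.6222746 ]
```

View pics/bd1.png

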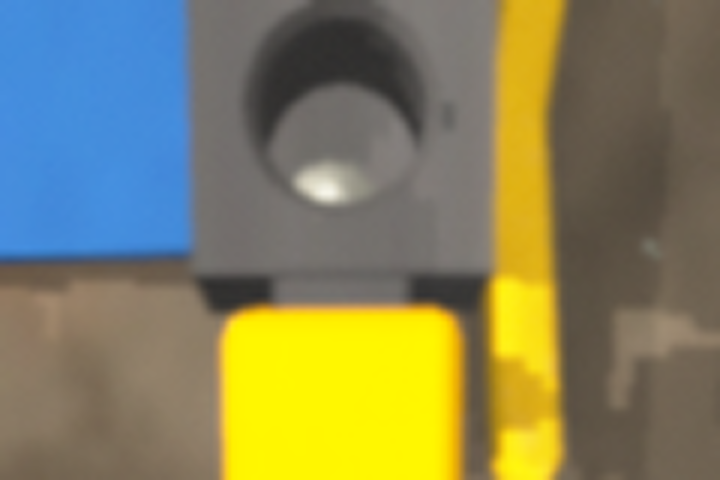

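View pics/bd_s.png

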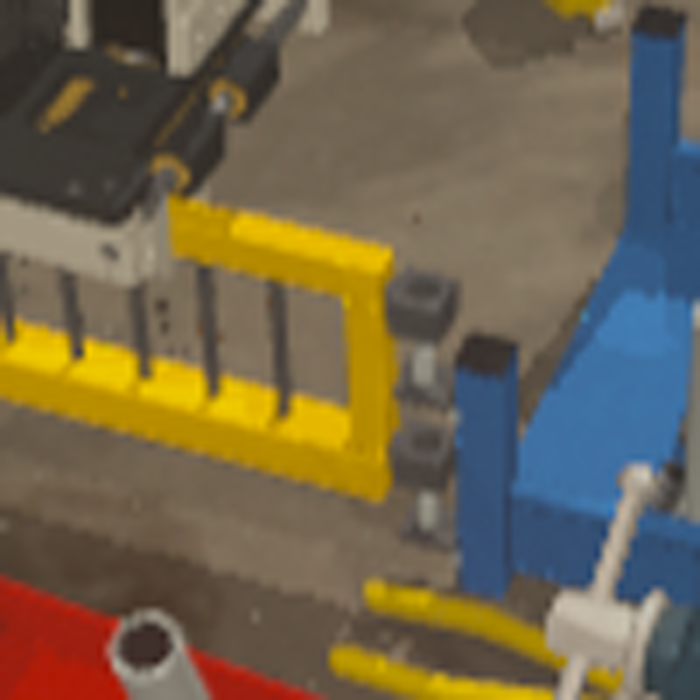

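Emit:
arm_command --pt "0 -0.09 0.04 0 0" --pt "0.3 -0.09 0.04 0 0" --pt "0.6 -0.09 0.03 0 0" --pt "0.9 -0.09 0.02 0 0" --pt "1.2 -0.09 0.0 0 0" --pt "1.2 -0.09 0 0 0"

```text
time: 49.7
tool_pos: [458.6, -169.5, 301.6]
tcp_rot: [0.305, 1.528, -2.802]
contact_force: [0.6, 1.8, -3.6]
grip_width: 15.5
```

```bash
python3 - <<'E'
from h import *
p,R,o,g,j=state(); print(hinge(),R[:,0]); c=cap("wrist","be"); crop(c,260,0,380,80,6,"be1"); s=cap("side"); crop(s,260,170,360,270,7,"be_s")
E
```

```text
t 49.7 grip [ 452.2 -171.8  142.6] jaw_yaw -88.0 F [ 0.6  1.8 -3.6] w 15.5 j6 1.05
[ 563.66966721 -165.9450149   139.91656392] [-0.04014844 -0.0141882  -0.99909299]
```

View pics/be1.png

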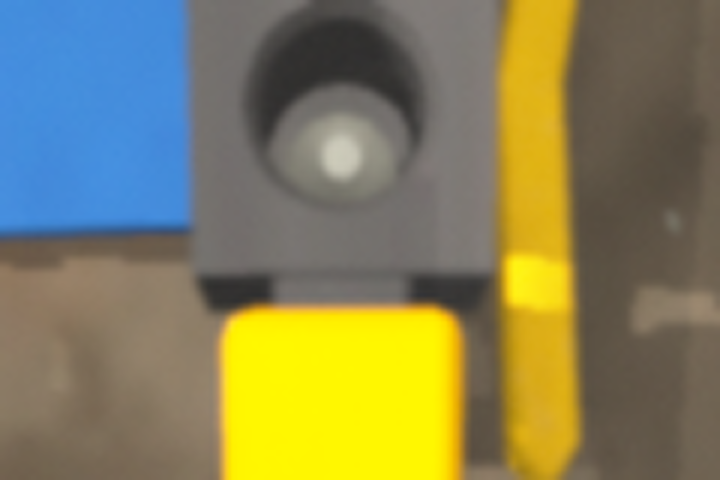

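View pics/be_s.png

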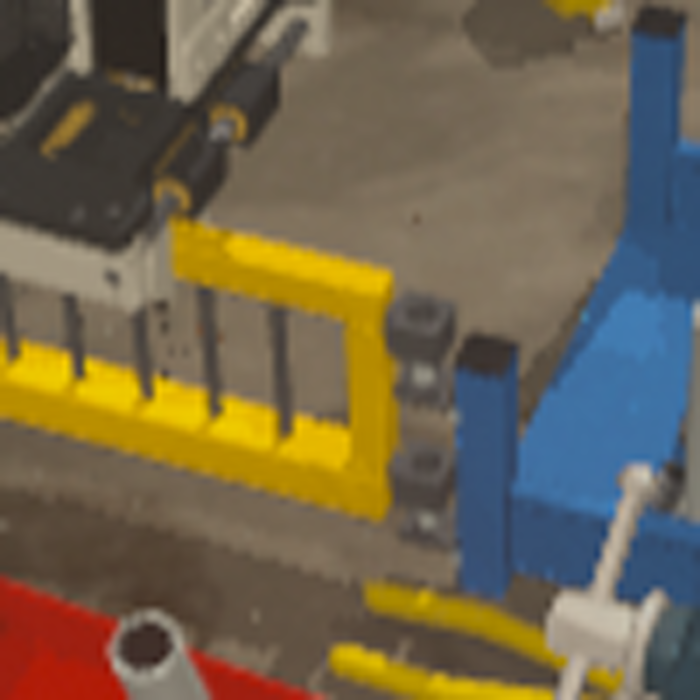

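Emit:
arm_command --pt "0.3 0 -0.01 0 0" --pt "0.6 0 -0.02 0 0" --pt "0.9 0 -0.03 0 0" --pt "1.0 0 -0.04 0 0" --pt "1.0 0 -0.04 0 0"

```text
time: 50.3
tool_pos: [458.7, -169.7, 291.8]
tcp_rot: [0.311, 1.528, -2.795]
contact_force: [0.1, 0.4, -4.0]
grip_width: 16.1
```

```bash
python3 - <<'E'
from h import *
p,R,o,g,j=state(); print(hinge(),R[:,0]); c=cap("wrist","bf"); crop(c,260,0,380,80,6,"bf1"); s=cap("side"); crop(s,260,170,360,270,7,"bf_s")
E
```

```text
t 50.3 grip [ 452.4 -172.   132.8] jaw_yaw -88.0 F [ 0.1  0.4 -4. ] w 16.1 j6 1.05
[ 563.84823965 -166.15018844  130.14665884] [-0.0398034  -0.01436128 -0.99910432]
```

View pics/bf_s.png

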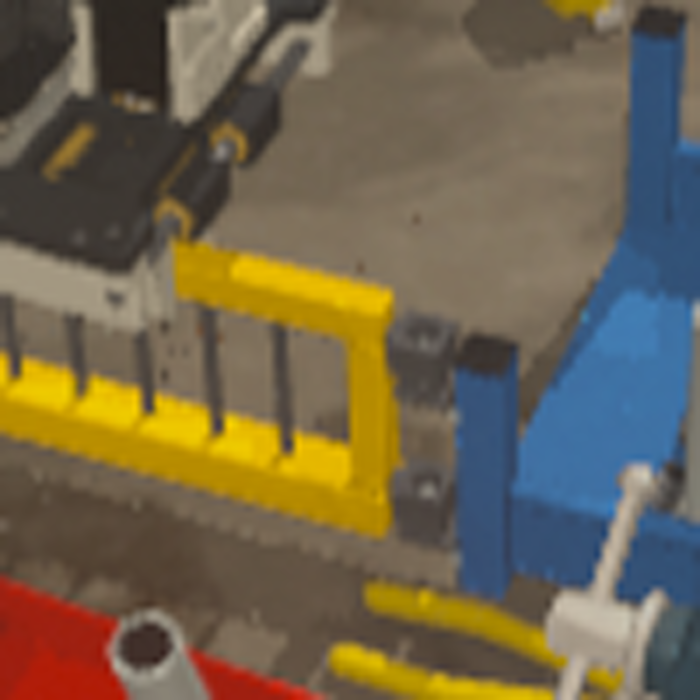

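Both engaged with no side force. Lower the last ~6 mm.

Emit:
arm_command --pt "0.2 0 -0.01 0 0" --pt "0.4 0 -0.02 0 0" --pt "0.6 0 -0.02 0 0" --pt "0.75 0 -0.03 0 0" --pt "0.75 0 -0.03 0 0"

```text
time: 50.9
tool_pos: [458.8, -169.8, 284.6]
tcp_rot: [0.321, 1.529, -2.785]
contact_force: [-1.1, 0.3, -2.3]
grip_width: 15.9
```

```bash
python3 - <<'E'
from h import *
p,R,o,g,j=state(); print(hinge()); c=cap("wrist","bg"); crop(c,260,0,380,80,6,"bg1"); s=cap("side"); crop(s,260,170,360,270,7,"bg_s")
E
```

```text
t 50.9 grip [ 452.5 -172.2  125.5] jaw_yaw -88.0 F [-1.1  0.3 -2.3] w 15.9 j6 1.06
[ 563.97955767 -166.36603553  122.97412815]
```

View pics/bg1.png

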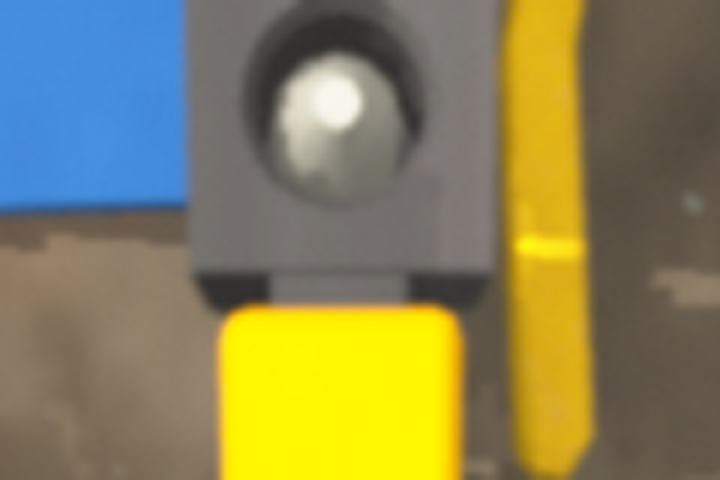

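View pics/bg_s.png

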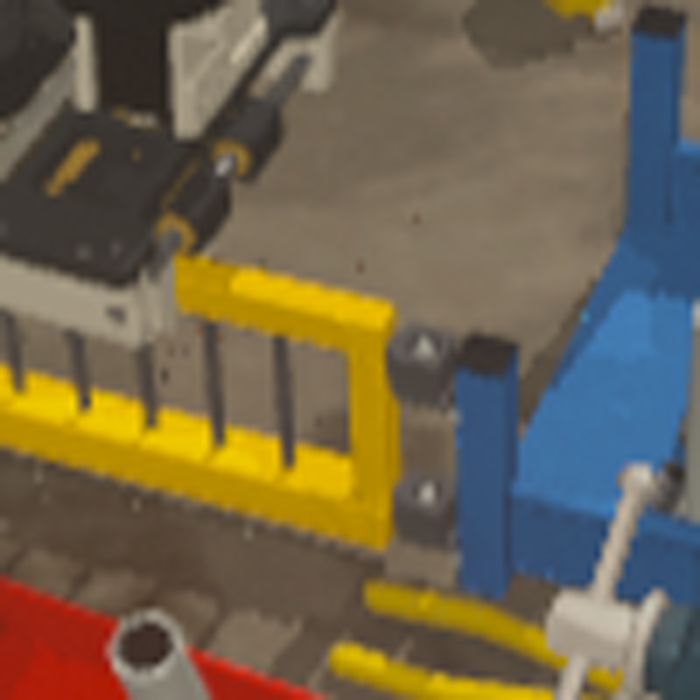

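Emit:
arm_command --pt "0.1 0 0 0 0" --pt "0.2 0 0 0 0" --pt "0.2 0 0 0 0"

```text
time: 51.3
tool_pos: [458.2, -169.8, 283.1]
tcp_rot: [0.314, 1.528, -2.792]
contact_force: [-5.8, -0.1, 5.3]
grip_width: 15.7
```

Emit:
arm_command --pt "0 0 0 0 0.4" --pt "0 0 0 0 0.4" --pt "0 0 0 0 0.4" --pt "0 0 0 0 0.4" --pt "0 0 0 0 0.4"

```text
time: 51.8
tool_pos: [458.3, -169.8, 283.1]
tcp_rot: [0.317, 1.528, -2.79]
contact_force: [0.6, -0.0, 0.4]
grip_width: 36.9
```

```bash
python3 - <<'E'
from h import *
p,R,o,g,j=state(); print(hinge()); c=cap("wrist","bh"); s=cap("side"); crop(s,260,170,360,270,7,"bh_s")
E
```

```text
t 51.8 grip [ 451.9 -172.2  124.1] jaw_yaw -88.0 F [ 0.6 -0.   0.4] w 36.9 j6 1.06
[ 563.34641563 -166.33642383  121.38155011]
```

View pics/bh.png

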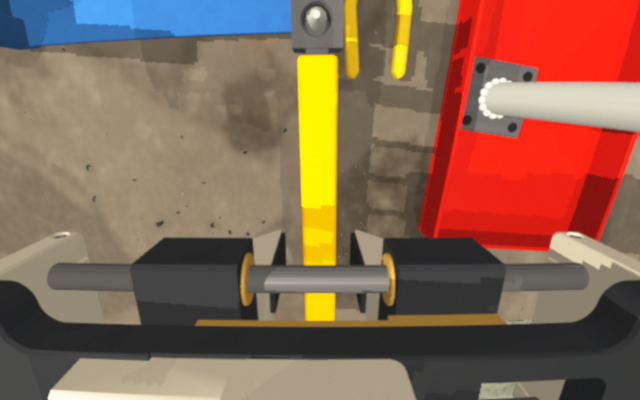

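View pics/bh_s.png

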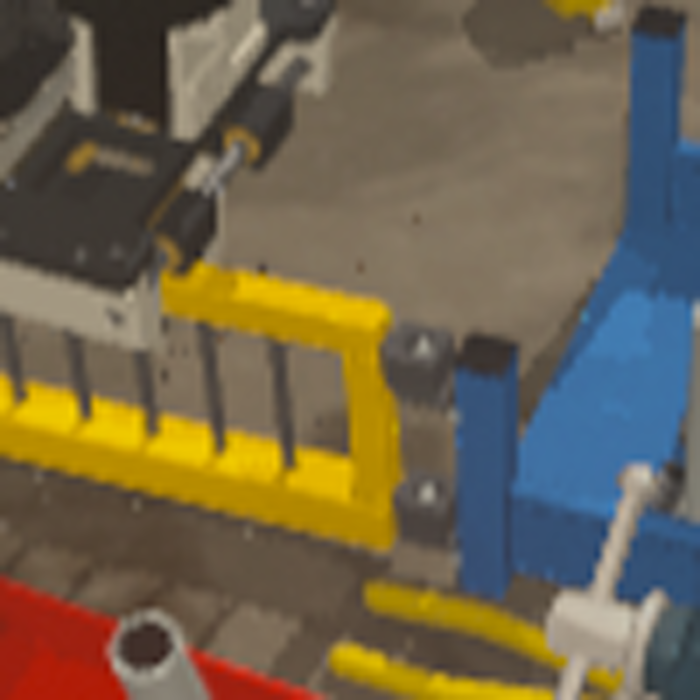

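Emit:
arm_command --pt "0 -0.8 0 4 0.4" --pt "0 -1.55 -0.08 8 0.4" --pt "0 -2.3 -0.2 12 0.4" --pt "0 -3.1 -0.4 16 0.4" --pt "0 -3.8 -0.6 20 0.4" --pt "0 -4.6 -0.9 24 0.4" --pt "-0.05 -5.9 -1.6 32 0.4" --pt "-0.1 -7.2 -2.5 40 0.4" --pt "-0.15 -8.4 -3.5 48 0.4" --pt "-0.15 -8.4 -3.5 48 0.4"

```text
time: 52.9
tool_pos: [491.0, -83.7, 282.1]
tcp_rot: [1.159, 1.528, -2.784]
contact_force: [0.3, -0.8, -0.4]
grip_width: 36.7
```

```bash
python3 - <<'E'
from h import *
p,R,o,g,j=state(); print(hinge(),R[2]); c=cap("wrist","bi"); s=cap("side"); crop(s,260,130,400,270,5,"bi_s")
E
```

```text
t 52.9 grip [484.7 -86.1 123. ] jaw_yaw -135.9 F [ 0.3 -0.8 -0.4] w 36.7 j6 2.08
[ 563.66750125 -164.9373002   122.94614887] [-0.99910421  0.03878739  0.01692086]
```

View pics/bi.png

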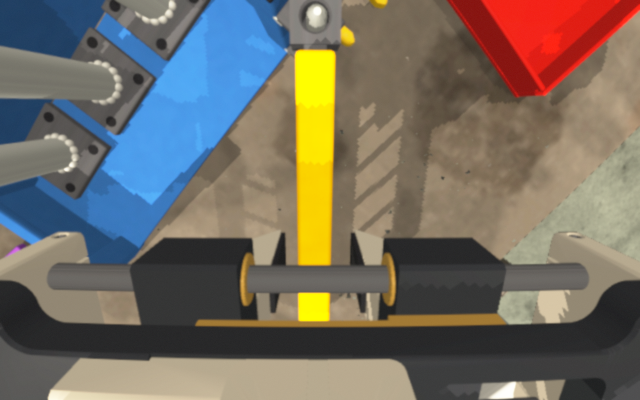

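View pics/bi_s.png

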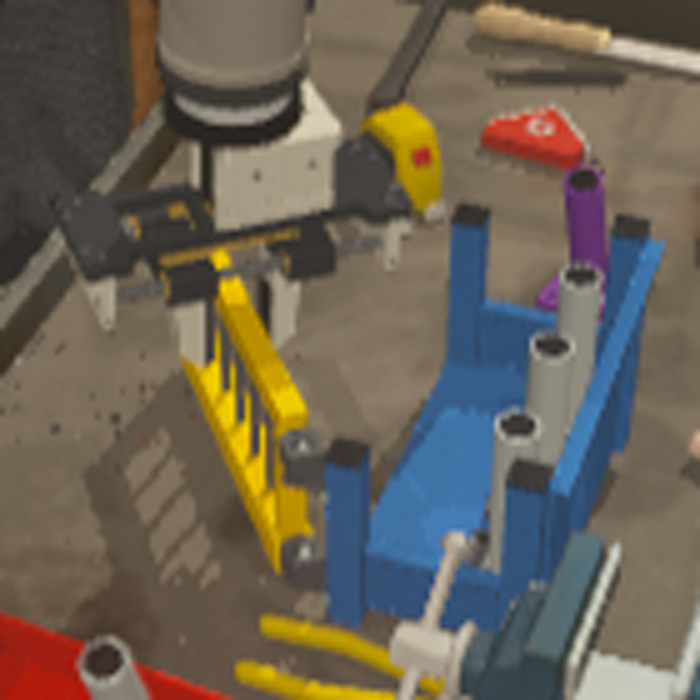

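Emit:
arm_command --pt "0 -0.8 0 4 0.4" --pt "-0.05 -1.55 -0.08 8 0.4" --pt "-0.1 -2.3 -0.2 12 0.4" --pt "-0.1 -3.1 -0.4 16 0.4" --pt "-0.15 -3.8 -0.6 20 0.4" --pt "-0.2 -4.6 -0.9 24 0.4" --pt "-0.25 -5.3 -1.25 28 0.4" --pt "-0.25 -5.9 -1.6 32 0.4" --pt "-0.3 -6.6 -2.0 35 0.4" --pt "-0.3 -6.6 -2.0 35 0.4"

```text
time: 54.0
tool_pos: [551.6, -53.5, 281.8]
tcp_rot: [1.76, 1.527, -2.788]
contact_force: [0.6, -0.6, 0.1]
grip_width: 36.5
```

```bash
python3 - <<'E'
from h import *
p,R,o,g,j=state(); print(hinge(),R); c=cap("wrist","bj"); s=cap("side"); crop(s,260,130,400,270,5,"bj_s")
E
```

```text
t 54.0 grip [545.1 -55.9 122.8] jaw_yaw -170.6 F [ 0.6 -0.6  0.1] w 36.5 j6 2.76
[ 565.37068585 -165.63611286  125.52585038] [[-0.04061627 -0.98564845 -0.16385189]
 [-0.01501253 -0.1633667   0.98645119]
 [-0.99906203  0.0425258  -0.00816173]]
```

View pics/bj.png

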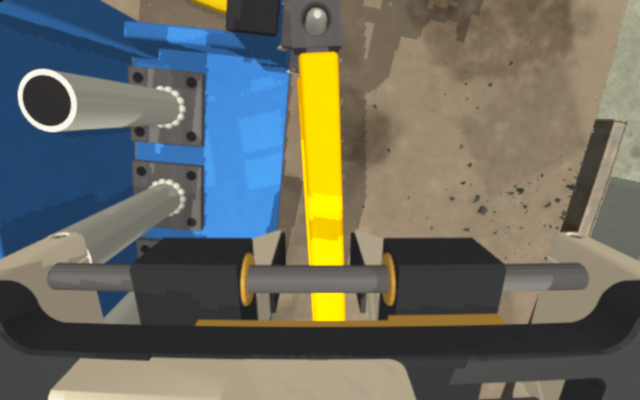

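View pics/bj_s.png

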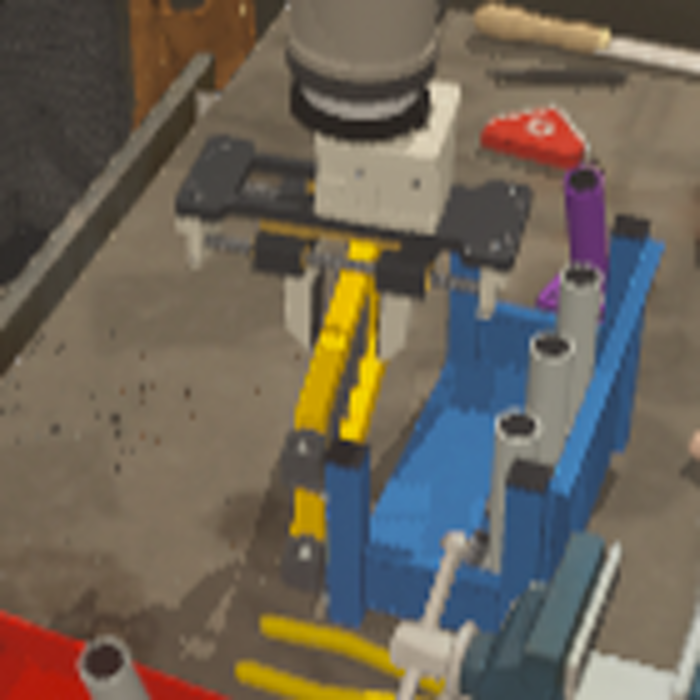

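Emit:
arm_command --pt "0 -0.4 0 2 0.4" --pt "-0.05 -0.8 -0.05 4 0.4" --pt "-0.05 -1.2 -0.1 5 0.4" --pt "-0.07 -1.6 -0.1 5 0.4" --pt "-0.07 -1.6 -0.1 5 0.4"

```text
time: 54.6
tool_pos: [567.2, -51.8, 281.8]
tcp_rot: [1.84, 1.527, -2.793]
contact_force: [-0.1, -0.9, 0.1]
grip_width: 36.7
```

Emit:
arm_command --pt "0 -0.2 0 0 0.4" --pt "0 -0.4 0 0 0.4" --pt "0 -0.6 0 0 0.4" --pt "0 -0.6 0 0 0.4"

```text
time: 55.0
tool_pos: [573.4, -51.4, 281.5]
tcp_rot: [1.843, 1.527, -2.79]
contact_force: [0.1, 0.0, 0.5]
grip_width: 36.5
```

```bash
python3 - <<'E'
from h import *
p,R,o,g,j=state(); c=cap("wrist","bk"); s=cap("side"); crop(s,260,130,400,270,5,"bk_s")
E
```

```text
t 55.0 grip [566.9 -53.8 122.4] jaw_yaw -175.5 F [0.1 0.  0.5] w 36.5 j6 2.86
```

View pics/bk.png

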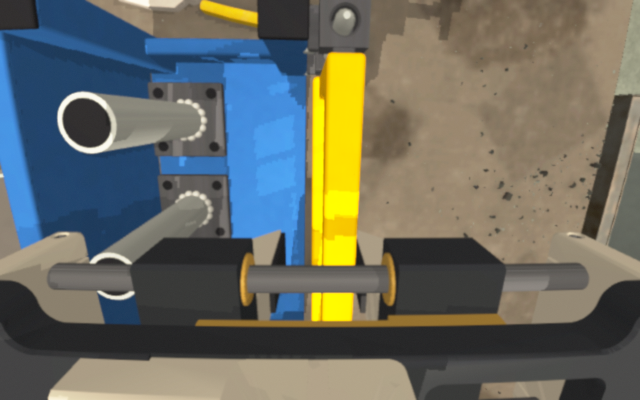

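View pics/bk_s.png

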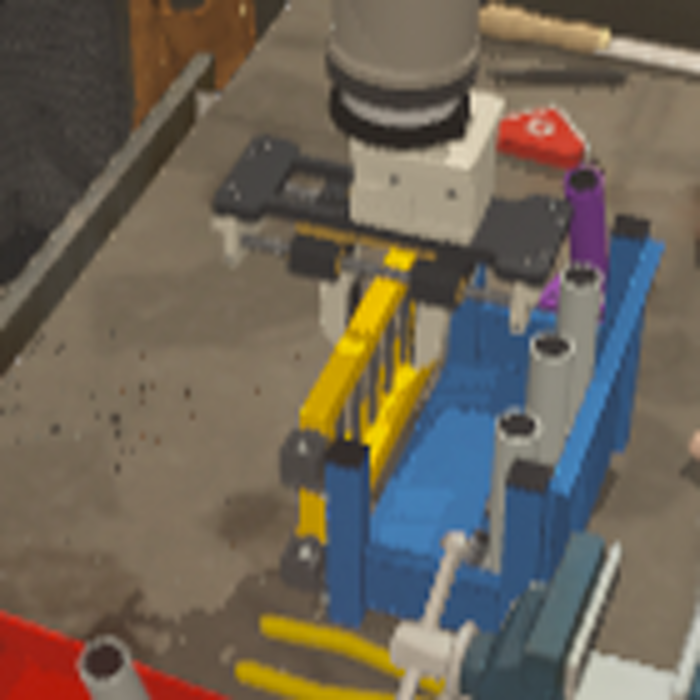

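Emit:
arm_command --pt "0 -0.2 0 0 0.4" --pt "0 -0.4 0 0 0.4" --pt "0 -0.6 0 0 0.4" --pt "0 -0.6 0 0 0.4"

```text
time: 55.5
tool_pos: [578.0, -51.0, 281.1]
tcp_rot: [1.802, 1.522, -2.831]
contact_force: [-9.5, -1.8, 7.4]
grip_width: 36.5
```

```bash
python3 - <<'E'
from h import *
p,R,o,g,j=state(); c=cap("wrist","bl"); s=cap("top"); crop(s,260,110,400,200,5,"bl_t")
E
```

```text
t 55.5 grip [570.5 -53.4 122.1] jaw_yaw -175.5 F [-9.5 -1.8  7.4] w 36.5 j6 2.86
```

View pics/bl.png

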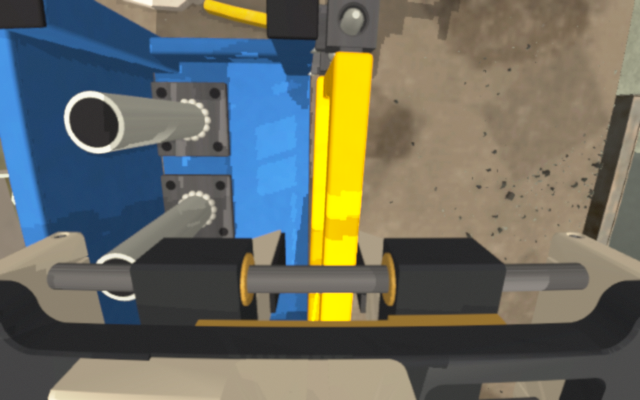

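Emit:
arm_command --pt "0 -0.2 0 0 0.4" --pt "0 -0.2 0 0 0.4" --pt "0 0.3 0 0 0.4" --pt "0 0.8 0 0 0.4" --pt "0 0.8 0 0 0.45" --pt "-2 0.9 0 0 0.45" --pt "-5 1 0 0 0.45" --pt "-9 1 0 0 0.45" --pt "-12 1 0 0 0.5" --pt "-13 1 0 0 0.5"

```text
time: 56.6
tool_pos: [574.5, -49.8, 415.1]
tcp_rot: [1.882, 1.528, -2.751]
contact_force: [-0.1, 0.1, -0.3]
grip_width: 45.4
```

```bash
python3 - <<'E'
from h import *
p,R,o,g,j=state(); c=cap("wrist","bm"); s=cap("side"); crop(s,260,130,400,270,5,"bm_s")
E
```

```text
t 56.6 grip [568.2 -52.4 256.1] jaw_yaw -175.5 F [-0.1  0.1 -0.3] w 45.4 j6 2.85
```

View pics/bm.png

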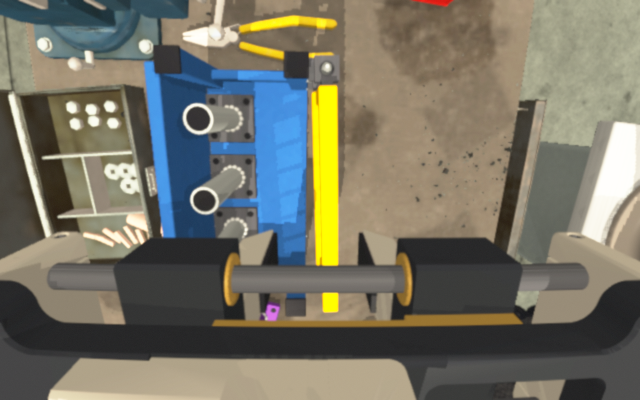

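View pics/bm_s.png

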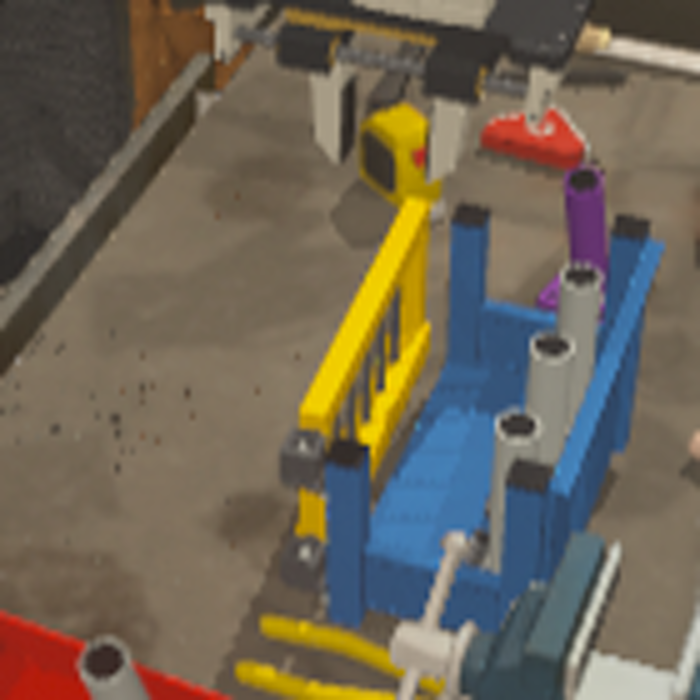

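```bash
python3 - <<'E'
from h import *
c=cap("wrist"); crop(c,270,40,360,330,2.6,"bn")
for z in (134,126): print(z,tost(onz(c,[[330,308],[328,90],[331,200]],z)).round(1))
print("post",tost(onz(c,[[296,64],[295,306]],126)).round(1), "pin",tost(onz(c,[[326,69]],125)).round(1))
E
```

```text
134 [[-85.6 110.4 134. ]
 [-77.5 -94.5 134. ]
 [-83.   -1.2 134. ]]
126 [[-86.5 116.  126. ]
 [-78.1 -95.2 126. ]
 [-83.7   1.  126. ]]
post [[ -51.1 -115.1  126. ]
 [ -50.6  113.3  126. ]] pin [[ -76.1 -112.   125. ]]
```

```bash
python3 - <<'E'
from h import *
print(st(-140,85,220)); plan(st(-140,85,220),-176)
E
```

```text
[487.20538234  29.74749307 220.        ]
t 56.8 grip [566.5 -52.2 251.9] jaw_yaw -175.5 F [-0.2 -0.1 -0.3] w 46.2 j6 2.85
row [3.43, 7.10, 8.83, 0.5]
```

Emit:
arm_command --pt "0 3 3 0 0" --pt "0 6 6 0 0" --pt "2 7.1 8.8 0.5 0" --pt "3.4 7.1 8.8 0.5 0" --pt "3.4 7.1 8.8 0.5 0" --pt "3.4 7.1 8.8 0.5 0" --pt "3.4 7.1 8.8 0.5 0"

```text
time: 57.45
tool_pos: [495.1, 31.3, 379.2]
tcp_rot: [1.812, 1.522, -2.831]
contact_force: [0.6, 0.4, 0.2]
grip_width: 0.8
```

```bash
cat > gate.py <<'E'
from h import *
p,R,o,g,j=state(); print("grip still",tost(g).round(1))
c=cap("wrist"); im=cv2.cvtColor(c["frame"],cv2.COLOR_BGR2HSV)
m=cv2.inRange(im,(22,170,150),(34,255,255)); n,l,stt,cen=cv2.connectedComponentsWithStats(m)
for i in range(1,n):
    if stt[i,4]>150: 
        print(stt[i],cen[i].round(0))
        ys,xs=np.where(l==i)
        for v in range(ys.min(),ys.max()+1,max(1,(ys.max()-ys.min())//6)):
            r=xs[ys==v]; a,b=tost(onz(c,[[r.min(),v],[r.max(),v]],130)); print("  v",v,r.min(),r.max(),a.round(1)[:2],b.round(1)[:2])
E
python3 gate.py; python3 -c "
from h import *
plan(st(-135,85,120),-176)"
```

```text
t 57.5 grip [487.7  28.9 220.2] jaw_yaw -176.0 F [0.6 0.4 0.2] w 0.8 j6 2.99
grip still [[-139.6   84.2  220.2]]
[ 210    0   63  239 9741] [243. 111.]
  v 0 210 257 [-69.9 -63.8] [-101.7  -64.2]
  v 39 214 261 [-71.2 -39.1] [-103.8  -39.5]
  v 78 219 263 [-73.2 -13.4] [-104.4  -13.6]
  v 117 223 266 [-74.4  13.6] [-105.8   13.5]
  v 156 227 269 [-75.6  42.2] [-107.2   42.1]
  v 195 231 272 [-76.8  72.6] [-108.7   72.7]
  v 234 236 258 [-78.7 105.2] [-96.4 105.3]
t 57.5 grip [487.7  28.9 220.4] jaw_yaw -176.0 F [0.1 0.5 0.4] w 0.6 j6 2.99
row [10.01, -0.92, 0.20, -0.0]
```

Emit:
arm_command --pt "3 0 0 -3 0" --pt "6 0 0.1 -5 0" --pt "8.5 -0.3 0.2 -5 0" --pt "9.8 -0.5 0.2 -5 0" --pt "10 -0.7 0.2 -5 0" --pt "10 -0.7 0.2 -5 0"

```text
time: 58.1
tool_pos: [497.9, 32.0, 279.5]
tcp_rot: [1.732, 1.523, -2.823]
contact_force: [0.2, -0.7, 0.5]
grip_width: 0.4
```

```bash
python3 gate.py; python3 -c "
from h import *
plan(st(-105,84,120))"
```

```text
t 58.1 grip [490.6  29.6 120.4] jaw_yaw -171.0 F [ 0.2 -0.7  0.5] w 0.4 j6 2.91
grip still [[-136.6   84.6  120.4]]
[  177     0    89   265 18734] [222. 118.]
  v 0 177 265 [-71.7 -24.5] [-105.3  -27.7]
  v 44 179 264 [-72.6  -8.7] [-105.9  -11.9]
  v 88 181 264 [-73.4   7.9] [-106.9    4.8]
  v 132 184 263 [-74.5  25.4] [-107.4   22.4]
  v 176 187 263 [-75.6  44.1] [-108.4   41.3]
  v 220 190 263 [-76.6  64.4] [-109.5   61.6]
  v 264 194 200 [-78.1  86.3] [-80.9  86.1]
[195 292  11  28 202] [200. 306.]
  v 292 197 199 [-79.3 101.3] [-80.3 101.3]
  v 296 195 201 [-78.3 103.7] [-81.2 103.4]
  v 300 196 202 [-78.7 105.9] [-81.6 105.7]
  v 304 197 203 [-79.2 108.1] [-82.1 107.9]
  v 308 197 203 [-79.1 110.4] [-82.1 110.2]
  v 312 197 204 [-79.1 112.8] [-82.5 112.5]
  v 316 198 205 [-79.5 115.1] [-83.  114.8]
t 58.1 grip [490.7  29.6 120.9] jaw_yaw -171.0 F [ 0.4 -0.2 -0. ] w 0.6 j6 2.91
row [-0.05, -3.13, -0.37, 0.0]
```

Emit:
arm_command --pt "0 -0.8 -0.1 0 0" --pt "0 -1.6 -0.2 0 0" --pt "0 -2.1 -0.25 0 0" --pt "0 -2.5 -0.3 0 0" --pt "0 -2.8 -0.3 0 0" --pt "0 -3.1 -0.35 0 0" --pt "0 -3.1 -0.35 0 0"

```text
time: 58.85
tool_pos: [529.3, 33.4, 278.4]
tcp_rot: [1.74, 1.523, -2.815]
contact_force: [-0.6, -0.6, -0.9]
grip_width: 0.5
```

```bash
python3 gate.py
```

```text
t 58.9 grip [522.1  31.  119.4] jaw_yaw -171.0 F [-0.6 -0.6 -0.9] w 0.5 j6 2.92
grip still [[-105.1   84.2  119.4]]
[  247     0    62   238 12169] [275. 114.]
  v 0 253 308 [-69.3 -27.3] [-90.2 -29.6]
  v 39 251 305 [-69.3 -13.4] [-90.3 -15.6]
  v 78 250 303 [-69.7   1.1] [-90.8  -1. ]
  v 117 250 300 [-70.4  16.4] [-90.9  14.4]
  v 156 249 298 [-70.7  32.5] [-91.4  30.7]
  v 195 248 295 [-70.9  49.7] [-91.5  48. ]
  v 234 248 293 [-71.6  68.1] [-92.   66.5]
```

Emit:
arm_command --pt "0 -0.2 0 0 0" --pt "0 -0.4 0 0 0" --pt "0 -0.6 0 0 0" --pt "0 -0.6 0 0 0"

```text
time: 59.3
tool_pos: [535.2, 34.4, 278.2]
tcp_rot: [1.741, 1.524, -2.815]
contact_force: [-0.2, 0.8, 1.2]
grip_width: 0.3
```

```bash
python3 gate.py
```

```text
t 59.3 grip [528.1  32.  119.1] jaw_yaw -171.0 F [-0.2  0.8  1.2] w 0.3 j6 2.92
grip still [[-99.1  84.8 119.1]]
[  248     0    68   238 11856] [279. 114.]
  v 0 261 315 [-66.4 -27. ] [-86.9 -29.2]
  v 39 258 311 [-66.1 -13. ] [-86.7 -15.1]
  v 78 256 307 [-66.1   1.5] [-86.4  -0.5]
  v 117 254 303 [-66.   16.8] [-86.1  14.9]
  v 156 252 299 [-66.  33.] [-85.8  31.2]
  v 195 249 295 [-65.4  50.2] [-85.5  48.5]
  v 234 248 292 [-65.6  68.6] [-85.6  67. ]
```

Emit:
arm_command --pt "0 -0.15 0 0 0" --pt "0 -0.3 0 0 0" --pt "0 -0.45 0 0 0" --pt "0 -0.45 0 0 0"

```text
time: 59.75
tool_pos: [538.2, 34.8, 277.8]
tcp_rot: [1.717, 1.518, -2.838]
contact_force: [-8.9, -2.7, 5.9]
grip_width: 0.3
```

```bash
python3 gate.py
```

```text
t 59.8 grip [530.2  32.3 118.8] jaw_yaw -171.0 F [-8.9 -2.7  5.9] w 0.3 j6 2.92
grip still [[-97.   85.  118.8]]
[  250     0    68   238 11545] [281. 114.]
  v 0 264 317 [-65.5 -26.7] [-85.5 -28.9]
  v 39 261 312 [-65.2 -12.8] [-84.9 -14.8]
  v 78 259 308 [-65.2   1.7] [-84.7  -0.2]
  v 117 256 304 [-64.8  17. ] [-84.4  15.1]
  v 156 254 300 [-64.7  33.1] [-84.1  31.3]
  v 195 251 296 [-64.2  50.3] [-83.8  48.6]
  v 234 250 292 [-64.5  68.6] [-83.4  67.1]
```

Emit:
arm_command --pt "0 -0.2 0 0 0" --pt "0 -0.3 0 0 0" --pt "0 -0.3 0 0 0"

```text
time: 60.1
tool_pos: [539.4, 35.0, 277.7]
tcp_rot: [1.697, 1.511, -2.859]
contact_force: [-11.9, -3.0, 10.2]
grip_width: 0.1
```

```bash
python3 gate.py | head -4
```

```text
t 60.1 grip [530.3  32.4 118.7] jaw_yaw -171.0 F [-11.9  -3.   10.2] w 0.1 j6 2.93
grip still [[-96.8  85.1 118.7]]
[  250     0    67   238 11343] [280. 114.]
  v 0 264 316 [-65.3 -26.6] [-84.9 -28.8]
```

Emit:
arm_command --pt "0 0.5 0 0 0" --pt "0 1.5 0 0 0" --pt "0 3 0 0 0" --pt "-3 3 0 0 0" --pt "-7 3 0 0 0" --pt "-11 3 0 0 0" --pt "-15 3 -4 0 0" --pt "-18 3 -8 0 0" --pt "-18 3 -9 0 0"

```text
time: 61.05
tool_pos: [534.4, -58.0, 463.9]
tcp_rot: [1.794, 1.518, -2.764]
contact_force: [0.3, -0.2, 0.2]
grip_width: 0.2
```

```bash
python3 gate.py
```

```text
t 61.0 grip [526.7 -61.1 304.9] jaw_yaw -171.1 F [ 0.3 -0.2  0.2] w 0.2 j6 2.75
grip still [[-106.    -8.   304.9]]
[222  28  87  14 715] [266.  34.]
  v 28 263 274 [ -49.4 -156.5] [ -59.7 -157.5]
  v 30 240 284 [ -28.  -152.6] [ -69.2 -156.7]
  v 32 228 296 [ -16.8 -149.8] [ -80.7 -156.2]
  v 34 222 305 [ -11.3 -147.5] [ -89.3 -155.3]
  v 36 222 307 [ -11.3 -145.7] [ -91.4 -153.8]
  v 38 223 308 [ -12.3 -144. ] [ -92.5 -152.1]
  v 40 291 307 [ -76.5 -148.6] [ -91.7 -150.2]
[222  48  84  23 487] [261.  60.]
  v 48 223 226 [ -12.6 -135.2] [ -15.5 -135.4]
  v 51 222 235 [ -11.8 -132.4] [ -24.1 -133.6]
  v 54 225 244 [ -14.7 -130. ] [ -32.7 -131.7]
  v 57 232 254 [ -21.4 -127.9] [ -42.3 -129.9]
  v 60 241 265 [ -30.1 -126. ] [ -53.  -128.2]
  v 63 262 302 [ -50.3 -125.2] [ -88.7 -129.1]
  v 66 273 305 [ -61.  -123.5] [ -91.8 -126.6]
  v 69 299 304 [ -86.3 -123.3] [ -91.1 -123.8]
[ 271   93   29  146 2987] [285. 165.]
  v 93 279 285 [-68.5 -99.1] [-74.3 -99.6]
  v 117 277 298 [-68.  -75.9] [-89.  -77.8]
  v 141 276 296 [-68.5 -51.9] [-88.9 -53.8]
  v 165 275 295 [-69.  -27.2] [-89.8 -29. ]
  v 189 273 293 [-68.5  -1.3] [-89.7  -3.1]
  v 213 272 291 [-68.9  25.6] [-89.5  23.9]
  v 237 271 289 [-69.4  53.7] [-89.3  52.1]
```

Emit:
arm_command --pt "0 0 4 0 0.2" --pt "0 0 8 0 0.2" --pt "0 -1 12 0 0.2" --pt "0 -2 15 0 0.2" --pt "0 -2 15.5 0 0.2" --pt "0 -2 15.5 0 0.2"

```text
time: 61.7
tool_pos: [529.8, 98.5, 458.0]
tcp_rot: [1.756, 1.514, -2.8]
contact_force: [-0.6, -0.5, -0.5]
grip_width: 18.5
```

```bash
python3 gate.py; python3 - <<'E'
from h import *
c=cap("wrist"); cv2.imwrite("pics/zz.png",c["frame"])
for P in ([-50,115,126],[-75,115,126]): print(P,proj(c,[st(*P)]))
f=c["frame"]
q=proj(c,[st(-75,100,130)])[0].astype(int); print(q)
for dv in (0,15,-30,-60):
  v=q[1]+dv
  if 0<=v<400: print(v,[tuple(int(t) for t in f[v,u]) for u in range(q[0]-40,q[0]+40,4)])
E
```

```text
t 61.7 grip [521.3  95.4 299. ] jaw_yaw -171.1 F [-0.6 -0.5 -0.5] w 18.5 j6 3.03
grip still [[-102.1  148.6  299. ]]
[ 279    0   31  160 3318] [293.  76.]
  v 0 288 309 [-68.2 -24.2] [-87.2 -26.4]
  v 26 286 307 [-68.1  -2.1] [-87.4  -4.2]
  v 52 285 305 [-68.8  20.6] [-87.6  18.6]
  v 78 283 304 [-68.7  44. ] [-88.7  41.9]
  v 104 282 302 [-69.4  68.1] [-88.8  66.2]
  v 130 280 300 [-69.2  93.1] [-89.   91.3]
  v 156 279 293 [-69.9 119.1] [-84.1 117.8]
[308 244  26  21 290] [320. 255.]
  v 244 315 315 [-115.7  212.6] [-115.7  212.6]
  v 247 313 318 [-113.8  216.3] [-119.3  215.9]
  v 250 310 327 [-110.8  220.2] [-129.7  218.8]
  v 253 308 329 [-108.9  224. ] [-132.4  222.3]
  v 256 311 330 [-112.6  227.4] [-133.9  225.9]
  v 259 314 331 [-116.3  230.8] [-135.4  229.5]
  v 262 311 332 [-113.3  234.8] [-137.   233.1]
[-50, 115, 126] [[260.18571814 150.98415234]]
[-75, 115, 126] [[284.60866635 153.12727328]]
[285 138]
138 [(138, 88, 42), (140, 89, 44), (144, 91, 44), (122, 77, 37), (106, 69, 34), (103, 66, 33), (103, 67, 32), (103, 65, 32), (89, 60, 35), (0, 241, 254), (0, 246, 255), 
[... 398 characters left out ...]
5, 142), (102, 124, 142), (102, 124, 142), (102, 125, 143)]
108 [(148, 94, 45), (147, 93, 44), (169, 109, 52), (170, 107, 51), (169, 108, 51), (168, 107, 50), (171, 107, 51), (174, 110, 53), (150, 96, 46), (50, 156, 208), (0, 246, 254), (0, 246, 254), (0, 246, 255), (0, 190, 242), (0, 187, 242), (102, 124, 141), (116, 140, 158), (111, 135, 152), (107, 130, 148), (106, 129, 146)]
78 [(203, 128, 61), (200, 127, 60), (219, 139, 66), (222, 142, 68), (222, 142, 68), (223, 143, 68), (222, 141, 68), (218, 138, 66), (150, 95, 47), (131, 90, 63), (0, 248, 254), (0, 249, 255), (0, 248, 255), (0, 247, 254), (0, 206, 250), (52, 123, 162), (74, 90, 101), (100, 123, 139), (105, 127, 144), (106, 129, 147)]
```

```bash
python3 - <<'E'
from h import *
plan(st(-135,110,200));plan(st(-135,110,92))
E
```

```text
t 61.8 grip [521.7  93.8 299.6] jaw_yaw -171.2 F [ 0.1 -0.7  0.6] w 18.2 j6 3.03
row [10.18, 3.10, -3.24, 0.0]
t 61.8 grip [521.7  93.8 299.6] jaw_yaw -171.2 F [ 0.1 -0.7  0.6] w 18.2 j6 3.03
row [20.97, 2.50, -3.12, 0.0]
```

Emit:
arm_command --pt "3 3 -1.5 0 0" --pt "7 3.1 -3.2 0 0" --pt "11 3 -3.2 0 0" --pt "15 2.8 -3.2 0 0" --pt "18.5 2.6 -3.1 0 0" --pt "20.1 2.5 -3.1 0 0" --pt "20.1 2.5 -3.1 0 0"

```text
time: 62.5
tool_pos: [498.6, 57.3, 257.3]
tcp_rot: [1.737, 1.509, -2.824]
contact_force: [-0.4, 0.7, 0.6]
grip_width: 0.4
```

```bash
python3 - <<'E'
from h import *
plan(st(-112,110,100));plan(st(-97,110,100))
print(pose()[1])
E
```

```text
t 62.5 grip [489.3  54.2  98.4] jaw_yaw -171.3 F [-0.4  0.7  0.6] w 0.4 j6 2.97
row [-0.31, -2.42, -0.16, 0.0]
t 62.5 grip [489.3  54.2  98.4] jaw_yaw -171.3 F [-0.4  0.7  0.6] w 0.4 j6 2.97
row [-0.40, -3.91, -0.30, 0.0]
[[-0.05843853 -0.9867054  -0.15164889]
 [-0.01924094 -0.15076702  0.98838206]
 [-0.99810557  0.06067746 -0.01017453]]
```

Emit:
arm_command --pt "-0.3 -1.2 -0.1 0 0" --pt "-0.4 -2.2 -0.15 0 0" --pt "-0.5 -2.7 -0.2 0 0" --pt "-0.5 -3.1 -0.25 0 0" --pt "-0.5 -3.5 -0.3 0 0" --pt "-0.5 -3.7 -0.3 0 0" --pt "-0.5 -3.7 -0.3 0 0"

```text
time: 63.2
tool_pos: [535.6, 59.9, 260.1]
tcp_rot: [1.735, 1.508, -2.825]
contact_force: [-2.0, -1.5, 1.7]
grip_width: 0.4
```

```bash
python3 gate.py
```

```text
t 63.2 grip [526.1  56.8 101.2] jaw_yaw -171.3 F [-2.  -1.5  1.7] w 0.4 j6 2.98
grip still [[-99.5 109.7 101.2]]
[  237     0    74   238 13600] [270. 113.]
  v 0 247 310 [-65.2   4.2] [-85.7   2. ]
  v 39 245 306 [-65.1  16.2] [-85.4  14.1]
  v 78 243 302 [-64.9  28.7] [-85.1  26.8]
  v 117 242 298 [-65.   41.8] [-84.8  40. ]
  v 156 240 295 [-64.8  55.7] [-84.7  54. ]
  v 195 239 291 [-64.8  70.4] [-84.3  68.9]
  v 234 237 279 [-64.4  86.2] [-80.7  85.1]
```

Emit:
arm_command --pt "0 -0.2 0 0 0" --pt "0 -0.3 0 0 0" --pt "0 -0.4 0 0 0" --pt "0 -0.4 0 0 0"

```text
time: 63.65
tool_pos: [537.5, 60.2, 259.7]
tcp_rot: [1.718, 1.501, -2.842]
contact_force: [-13.2, -4.5, 10.1]
grip_width: 0.3
```

```bash
python3 gate.py
```

```text
t 63.6 grip [526.9  56.9 100.9] jaw_yaw -171.3 F [-13.2  -4.5  10.1] w 0.3 j6 2.98
grip still [[-98.7 109.8 100.9]]
[  238     0    73   238 13316] [271. 113.]
  v 0 249 310 [-64.9   4.3] [-84.7   2.2]
  v 39 247 306 [-64.8  16.3] [-84.4  14.3]
  v 78 245 303 [-64.7  28.8] [-84.5  26.8]
  v 117 243 299 [-64.5  41.8] [-84.1  40.1]
  v 156 241 295 [-64.2  55.7] [-83.7  54. ]
  v 195 240 292 [-64.3  70.3] [-83.7  68.9]
  v 234 238 280 [-63.9  86.1] [-80.1  85. ]
```

Emit:
arm_command --pt "0 0.2 0 0 0" --pt "0 0.4 0 0 0" --pt "0 0.6 0 0 0" --pt "0 0.8 0 0 0" --pt "0 1.0 0 0 0" --pt "0 1.0 0 0 0"

```text
time: 64.3
tool_pos: [527.5, 58.7, 260.4]
tcp_rot: [1.717, 1.501, -2.843]
contact_force: [0.4, 1.1, -0.1]
grip_width: 0.2
```

```bash
python3 gate.py
```

```text
t 64.3 grip [516.9  55.5 101.6] jaw_yaw -171.3 F [ 0.4  1.1 -0.1] w 0.2 j6 2.98
grip still [[-108.8  108.9  101.6]]
[  222     0    75   238 15187] [255. 114.]
  v 0 225 296 [-67.1   4. ] [-90.2   1.6]
  v 39 224 293 [-67.2  16. ] [-90.2  13.7]
  v 78 224 290 [-67.5  28.5] [-90.1  26.3]
  v 117 223 288 [-67.5  41.6] [-90.3  39.5]
  v 156 223 285 [-67.7  55.4] [-90.2  53.5]
  v 195 222 282 [-67.6  70.1] [-90.   68.4]
  v 234 222 269 [-67.7  85.9] [-85.9  84.6]
```

```bash
cat > gate2.py <<'E'
from h import *
p,R,o,g,j=state(); print("grip still",tost(g).round(1))
c=cap("wrist"); f=c["frame"].astype(int)
m=((f[...,1]>232)&(f[...,2]>245)&(f[...,0]<60)).astype(np.uint8)
n,l,stt,cen=cv2.connectedComponentsWithStats(m)
i=1+np.argmax(stt[1:,4]); ys,xs=np.where(l==i); print(stt[i])
for v in np.linspace(ys.min()+2,ys.max()-2,7).astype(int):
    r=xs[ys==v]; print("  v",v,r.min(),r.max(),tost(onz(c,[[r.min(),v],[r.max(),v]],131)).round(1)[:,:2].tolist())
E
python3 gate2.py
```

```text
t 64.3 grip [517.1  55.5 101.6] jaw_yaw -171.3 F [ 0.6 -0.1  0.1] w 0.4 j6 2.98
grip still [[-108.7  108.9  101.6]]
[276 207   4  18  38]
  v 209 278 279 [[-88.7, 73.8], [-89.1, 73.8]]
  v 211 278 279 [[-88.8, 74.6], [-89.2, 74.6]]
  v 213 278 278 [[-88.8, 75.4], [-88.8, 75.4]]
  v 215 277 278 [[-88.5, 76.2], [-88.9, 76.2]]
  v 217 277 278 [[-88.5, 77.0], [-88.9, 77.0]]
  v 219 277 278 [[-88.6, 77.8], [-89.0, 77.8]]
  v 222 276 278 [[-88.3, 79.1], [-89.0, 79.0]]
```

Shadowed here; go up and look from above, centred over the gate.

Emit:
arm_command --pt "0 1 0 0 0" --pt "-2 2 0 0 0" --pt "-6 2 0 0 0" --pt "-10 0 0 0 0" --pt "-14 -1 0 0 0" --pt "-18 -2 2 0 0" --pt "-20 -2.5 2 0 0" --pt "-20 -2.5 2 0 0"

```text
time: 65.2
tool_pos: [562.7, 86.8, 461.1]
tcp_rot: [1.747, 1.507, -2.812]
contact_force: [0.0, -0.2, -0.3]
grip_width: 0.4
```

```bash
python3 gate2.py; python3 - <<'E'
from h import *
c=cap("wrist"); f=c["frame"]
for y in (20,60,95,112):
  q=proj(c,[st(-75,y,130)])[0].astype(int); v=q[1]
  print(y,q,[(u,)+tuple(int(t) for t in f[v,u]) for u in range(q[0]-30,q[0]+26,2)])
print(proj(c,[st(-60,112,126),st(-72.5-8,112,131),st(-72.5+8,112,131)]))
E
```

```text
t 65.2 grip [553.1  83.5 302.2] jaw_yaw -171.3 F [ 0.  -0.2 -0.3] w 0.4 j6 3.01
grip still [[-71.  134.8 302.2]]
[ 305    0   27  174 2290]
  v 2 320 328 [[-68.1, -40.7], [-75.4, -41.6]]
  v 30 317 329 [[-67.5, -16.4], [-78.8, -17.7]]
  v 58 315 329 [[-68.0, 8.4], [-81.3, 7.0]]
  v 86 312 326 [[-67.4, 34.2], [-81.0, 32.8]]
  v 114 310 323 [[-67.8, 60.8], [-80.7, 59.6]]
  v 142 308 320 [[-68.2, 88.5], [-80.4, 87.4]]
  v 171 305 317 [[-67.6, 118.5], [-80.1, 117.4]]
20 [319  71] [(289, 222, 142, 68), (291, 223, 143, 69), (293, 223, 142, 67), (295, 216, 136, 65), (297, 197, 124, 60), (299, 153, 97, 48), (301, 144, 93, 49), (303, 88, 87, 88), (305, 56, 130, 172), (307, 0, 238, 254), (309, 0, 246, 254), (311, 0, 232, 254), (313, 0, 249, 255), (315, 0, 251, 255), (317, 0, 251, 255), (319, 0, 250, 255), (321, 0, 250, 255), (323, 0, 250, 255), (325, 0, 248, 254), (327, 42, 158, 209), (329, 76, 93, 104), (331, 95, 116, 130), (333, 97, 117, 133), (335, 98, 119, 134), (337, 96, 117, 134), (339, 93, 115, 130), (341, 93, 114, 129), (343, 98, 121, 134)]
60 [315 113] [(285, 221, 142, 66), (287, 222,
[... 1115 characters left out ...]
50), (336, 109, 133, 150)]
112 [310 165] [(280, 45, 45, 48), (282, 45, 46, 49), (284, 44, 46, 48), (286, 44, 45, 49), (288, 47, 48, 50), (290, 44, 46, 47), (292, 45, 46, 48), (294, 45, 46, 48), (296, 61, 70, 79), (298, 96, 115, 131), (300, 95, 116, 131), (302, 49, 151, 201), (304, 0, 241, 254), (306, 0, 246, 255), (308, 0, 246, 255), (310, 0, 247, 255), (312, 0, 247, 255), (314, 0, 247, 255), (316, 0, 244, 254), (318, 80, 156, 201), (320, 105, 127, 145), (322, 104, 126, 143), (324, 101, 123, 140), (326, 100, 122, 138), (328, 101, 124, 141), (330, 103, 126, 144), (332, 105, 127, 145), (334, 103, 125, 142)]
[[296.309664   163.93817702]
 [316.15395751 166.30116073]
 [300.67972229 165.02435952]]
```

```bash
python3 - <<'E'
from h import *
s=cap("side"); a=cv2.imread("pics/bm_s.png"); crop(s,260,130,400,270,5,"zz_s"); b=cv2.imread("pics/zz_s.png")
d=np.abs(a.astype(int)-b).max(2)
for n,(x0,y0,x1,y1) in {"legs":(490,260,610,500),"gatehinge":(275,420,325,600),"bentleg":(70,630,140,700),"stillage right":(330,440,560,620)}.items(): print(n,d[y0:y1,x0:x1].mean().round(1),(d[y0:y1,x0:x1]>40).mean().round(3))
a=cv2.imread("pics/a_side.png"); d=np.abs(a.astype(int)-s["frame"]).max(2)
for n,(x0,y0,x1,y1) in {"tape":(330,148,350,174),"magnet":(355,150,380,164),"pliers":(305,250,340,275),"purple":(368,160,385,190)}.items(): print(n,d[y0:y1,x0:x1].mean().round(1),(d[y0:y1,x0:x1]>40).mean().round(3))
# wrist view: leg top rings
state()
E
```

```text
legs 3.3 0.0
gatehinge 5.7 0.002
bentleg 1.8 0.0
stillage right 4.2 0.021
tape 8.5 0.04
magnet 6.3 0.0
pliers 9.4 0.001
purple 12.1 0.094
t 65.3 grip [550.9  82.8 297.8] jaw_yaw -171.3 F [ 0.6  0.1 -0.5] w 0.3 j6 3.01
```

```bash
python3 -c "
from plant import bot
print(bot.close_job())"
```

```text
the job is handed in; nothing more can be done
None
```

The job is handed in after about 65 s of robot time. The bent leg is in the red tray, the three good legs stand in the stillage, and the gate is hung and swung shut. There was no short leg in this start.

**What I did**
- **Good legs:** each ended upright on the stillage floor. The wrist camera put all three foot plates within about 1 mm of the back wall. Pushing the top against the wall did only part of the tipping. The first leg needed its foot dragged on the floor and the grip opened so it settled upright. The other two swung most of the way up in the gripper first.
- **Gate:** both knuckles dropped over the pins without side force, and the pin tips showed through both knuckles once it was down. I then swung the gate to the left post.

**Last checks**
- **Gate closing:** my first push left the gate end about 12 mm open. A second push reached the post, but the end came back about 5 mm. A third push lower down, at the free end, held. The last measurement put the gate end about 2 mm from where I work out it lies fully shut.
- **Legs:** comparing side views from before and after the last pushes showed the good legs and the bent leg unmoved.
- **Bystanders:** the tape measure, magnet and pliers matched their starting images. The purple look-alike matched too, apart from a small difference where a good leg now stands in front of it.
- **Camera limit:** the picture limit was reached before the last gate pushes, so those final checks are from pixel measurements, not by eye.

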